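# Change over filter cassettes between the dry-air manifold and the sample keeper

## Task

Shut the dry-air valve before you move any cassette, then slide the keeper's loose cover plate back along its rails (do not lift it off) to see which pockets hold fresh, blue-banded filter cassettes. Change the cassettes over: every dried, green-banded one from the manifold goes flat into an empty pocket of the keeper, and every fresh one flat into a seat of its own on the manifold, with the valve kept shut until that is done. Then turn the valve to half open (45 degrees) and leave the cover slid forward again against its front stop, over the pockets; do not knock the bottle, the vial or the dish about.

Things in the scene. Friction and masses are not known exactly. Their poses are not given: they have to be found in the camera images.
- tray: Fixed grey sample keeper, 247 x 271 x 54 mm (x, y, z); origin: centre of its underside; x runs from its front (pockets, robot side) to its back, yaw within 0.2 rad of the world's. Outer walls and the closed drying-agent bay (back half, flat top) are 44 mm high. The loose cover lies at that level between two side rails (tops 54 mm, 3 mm play each side) and low stops at front and back (tops 50 mm).
- pocket_mid (a point): Floor centre of the middle one of five open-topped pockets in the keeper's front half, 4 mm above the table, 56 mm before the keeper's origin; axes as the keeper's. The others lie at 50 and 100 mm to either side along y. Each is 108 mm long in x and 47 mm wide in y; the walls between them are 3 mm thick with tops 22 mm above the table, the outer walls reach 44 mm.
- cover_handle (a point): Centre of the black upright grip bar (12 x 70 x 24 mm in x, y, z) amid the loose opaque aluminium cover, 116 x 253 x 6 mm, about 0.22 kg; the cover's underside is 19 mm below. Axes nearly along the keeper's. Shut (at the front stop, over the pockets) it is at x -59, z 63 mm in the keeper's frame; slid back over the bay, x +59. Slides with 2 to 4 N, stays where left.
- manifold: Fixed dry-air manifold; origin on the table, yaw within 0.2 rad of the world's, x away from the robot along the supply pipe. Aluminium bar 62 (x) x 215 mm (y), top 34 mm high, centred at x -60 mm, with four black seats in a row along y, 52 mm apart. The pipe (centre 20 mm high) runs from its back to the ball valve at x +45 mm. A black gauge, 40 mm wide, 38 mm high, stands at x +22, y +70 mm.
- valve (a joint): Opening of the quarter-turn ball valve, rad: 0 shut (hard stop; lever across the pipe, to the manifold's -y, over the red mark), 0.785 half open (over the black mark), 1.571 fully open (hard stop; lever along the pipe, to +x, over the green mark). Grows anticlockwise seen from above. Stiff (about 0.12 N m), stays where left.
- valve_pivot (a point): Point on the valve's upright axis at the lever's mid-height, 61 mm above the table.
- valve_grip (a point): Centre of the lever's yellow sleeve, 60 mm from the valve's axis; the sleeve is 13 mm wide, 12 mm high and 56 mm long along the lever (32 to 88 mm from the axis), with free space below it down to 40 mm above the table.
- seat0 (a point): Centre of the floor of seat 0 on the manifold: a round black cup with 45 mm inside diameter, 51 mm outside, its floor 38 mm and its rim 42 mm above the table. Axes parallel to the manifold's.
- seat1 (a point): Centre of the floor of seat 1 on the manifold: a round black cup with 45 mm inside diameter, 51 mm outside, its floor 38 mm and its rim 42 mm above the table. Axes parallel to the manifold's.
- seat2 (a point): Centre of the floor of seat 2 on the manifold: a round black cup with 45 mm inside diameter, 51 mm outside, its floor 38 mm and its rim 42 mm above the table. Axes parallel to the manifold's.
- seat3 (a point): Centre of the floor of seat 3 on the manifold: a round black cup with 45 mm inside diameter, 51 mm outside, its floor 38 mm and its rim 42 mm above the table. Axes parallel to the manifold's.
- fresh0_center (a point): Centre of a blue-banded (fresh) filter cassette, if there is one: a flat white plastic cylinder, 40 mm diameter, 30 mm high, about 30 g, z axis along the cylinder; both faces are alike, either may be up. At the start it stands upright in a pocket of the keeper, one to a pocket.
- fresh1_center (a point): Centre of a blue-banded (fresh) filter cassette, if there is one: a flat white plastic cylinder, 40 mm diameter, 30 mm high, about 30 g, z axis along the cylinder; both faces are alike, either may be up. At the start it stands upright in a pocket of the keeper, one to a pocket.
- fresh2_center (a point): Centre of a blue-banded (fresh) filter cassette, if there is one: a flat white plastic cylinder, 40 mm diameter, 30 mm high, about 30 g, z axis along the cylinder; both faces are alike, either may be up. At the start it stands upright in a pocket of the keeper, one to a pocket.
- fresh3_center (a point): Centre of a blue-banded (fresh) filter cassette, if there is one: a flat white plastic cylinder, 40 mm diameter, 30 mm high, about 30 g, z axis along the cylinder; both faces are alike, either may be up. At the start it stands upright in a pocket of the keeper, one to a pocket.
- fresh4_center (a point): Centre of a blue-banded (fresh) filter cassette, if there is one: a flat white plastic cylinder, 40 mm diameter, 30 mm high, about 30 g, z axis along the cylinder; both faces are alike, either may be up. At the start it stands upright in a pocket of the keeper, one to a pocket.
- dried0_center (a point): Centre of a green-banded (dried) filter cassette, if there is one: a flat white plastic cylinder, 40 mm diameter, 30 mm high, about 30 g, z axis along the cylinder; both faces are alike, either may be up. At the start it stands in a seat of the manifold, one to a seat.
- dried1_center (a point): Centre of a green-banded (dried) filter cassette, if there is one: a flat white plastic cylinder, 40 mm diameter, 30 mm high, about 30 g, z axis along the cylinder; both faces are alike, either may be up. At the start it stands in a seat of the manifold, one to a seat.
- dried2_center (a point): Centre of a green-banded (dried) filter cassette, if there is one: a flat white plastic cylinder, 40 mm diameter, 30 mm high, about 30 g, z axis along the cylinder; both faces are alike, either may be up. At the start it stands in a seat of the manifold, one to a seat.
- dried3_center (a point): Centre of a green-banded (dried) filter cassette, if there is one: a flat white plastic cylinder, 40 mm diameter, 30 mm high, about 30 g, z axis along the cylinder; both faces are alike, either may be up. At the start it stands in a seat of the manifold, one to a seat.
- bottle_center (a point): Bystander: amber bottle with blue cap, 56 mm diameter, 105 mm high; point 50 mm above its underside.
- vial_center (a point): Bystander: small clear vial with blue cap, 32 mm diameter, 52 mm high; point 26 mm above its underside.
- dish_center (a point): Bystander: open glass dish with a rock fragment, 60 mm diameter, 14 mm high; point 7 mm above its underside.
Mind the look-alikes: they are no part of the job. What is shaped like the part that bears dried1_center but yellow is not meant.

How it is judged:
On the way, in this order (a step that is already met when the one before it is completed fails the run):
1. the dry-air valve is shut (within 5 degrees of its stop) while every cassette is still where it began (within 30 mm) (value of joint valve below 0.087 rad and distance of each of fresh0_center, fresh1_center, fresh2_center, fresh3_center, fresh4_center, dried0_center, dried1_center, dried2_center, dried3_center from where it was at the start of the episode below 0.03 m), for 0.2 s.
2. every fresh cassette sits flat in a seat and every dried one flat in a pocket while the valve is still shut (((horizontal distance between fresh0_center and seat0 below 0.005 m and z of fresh0_center in the frame of seat0 between 0.012 and 0.0175 m and angle between the z axis of fresh0_center and the z axis of seat0, either way round below 0.07 rad) or (horizontal distance between fresh0_center and seat1 below 0.005 m and z of fresh0_center in the frame of seat1 between 0.012 and 0.0175 m and angle between the z axis of fresh0_center and the z axis of seat1, either way round below 0.07 rad) or (horizontal distance between fresh0_center and seat2 below 0.005 m and z of fresh0_center in the frame of seat2 between 0.012 and 0.0175 m and angle between the z axis of fresh0_center and the z axis of seat2, either way round below 0.07 rad) or (horizontal distance between fresh0_center and seat3 below 0.005 m and z of fresh0_center in the frame of seat3 between 0.012 and 0.0175 m and angle between the z axis of fresh0_center and the z axis of seat3, either way round below 0.07 rad)) and ((horizontal distance between fresh1_center and seat0 below 0.005 m and z of fresh1_center in the frame of seat0 between 0.012 and 0.0175 m and angle between the z axis of fresh1_center and the z axis of seat0, either way round below 0.07 rad) or (horizontal distance between fresh1_center and seat1 below 0.005 m and z of fresh1_center in the frame of seat1 between 0.012 and 0.0175 m and angle between the z axis of fresh1_center and the z axis of seat1, either way round below 0.07 rad) or (horizontal distance between fresh1_center and seat2 below 0.005 m and z of fresh1_center in the frame of seat2 between 0.012 and 0.0175 m and angle between the z axis of fresh1_center and the z axis of seat2, either way round below 0.07 rad) or (horizontal distance between fresh1_center and seat3 below 0.005 m and z of fresh1_center in the frame of seat3 between 0.012 and 0.0175 m and angle between the z axis of fresh1_center and the z axis of seat3, either way round below 0.07 rad)) and ((horizontal distance between fresh2_center and seat0 below 0.005 m and z of fresh2_center in the frame of seat0 between 0.012 and 0.0175 m and angle between the z axis of fresh2_center and the z axis of seat0, either way round below 0.07 rad) or (horizontal distance between fresh2_center and seat1 below 0.005 m and z of fresh2_center in the frame of seat1 between 0.012 and 0.0175 m and angle between the z axis of fresh2_center and the z axis of seat1, either way round below 0.07 rad) or (horizontal distance between fresh2_center and seat2 below 0.005 m and z of fresh2_center in the frame of seat2 between 0.012 and 0.0175 m and angle between the z axis of fresh2_center and the z axis of seat2, either way round below 0.07 rad) or (horizontal distance between fresh2_center and seat3 below 0.005 m and z of fresh2_center in the frame of seat3 between 0.012 and 0.0175 m and angle between the z axis of fresh2_center and the z axis of seat3, either way round below 0.07 rad)) and ((horizontal distance between fresh3_center and seat0 below 0.005 m and z of fresh3_center in the frame of seat0 between 0.012 and 0.0175 m and angle between the z axis of fresh3_center and the z axis of seat0, either way round below 0.07 rad) or (horizontal distance between fresh3_center and seat1 below 0.005 m and z of fresh3_center in the frame of seat1 between 0.012 and 0.0175 m and angle between the z axis of fresh3_center and the z axis of seat1, either way round below 0.07 rad) or (horizontal distance between fresh3_center and seat2 below 0.005 m and z of fresh3_center in the frame of seat2 between 0.012 and 0.0175 m and angle between the z axis of fresh3_center and the z axis of seat2, either way round below 0.07 rad) or (horizontal distance between fresh3_center and seat3 below 0.005 m and z of fresh3_center in the frame of seat3 between 0.012 and 0.0175 m and angle between the z axis of fresh3_center and the z axis of seat3, either way round below 0.07 rad)) and ((horizontal distance between fresh4_center and seat0 below 0.005 m and z of fresh4_center in the frame of seat0 between 0.012 and 0.0175 m and angle between the z axis of fresh4_center and the z axis of seat0, either way round below 0.07 rad) or (horizontal distance between fresh4_center and seat1 below 0.005 m and z of fresh4_center in the frame of seat1 between 0.012 and 0.0175 m and angle between the z axis of fresh4_center and the z axis of seat1, either way round below 0.07 rad) or (horizontal distance between fresh4_center and seat2 below 0.005 m and z of fresh4_center in the frame of seat2 between 0.012 and 0.0175 m and angle between the z axis of fresh4_center and the z axis of seat2, either way round below 0.07 rad) or (horizontal distance between fresh4_center and seat3 below 0.005 m and z of fresh4_center in the frame of seat3 between 0.012 and 0.0175 m and angle between the z axis of fresh4_center and the z axis of seat3, either way round below 0.07 rad)) and x of dried0_center in the frame of pocket_mid between -0.037 and 0.037 m and y of dried0_center in the frame of pocket_mid between -0.107 and 0.107 m and z of dried0_center in the frame of pocket_mid between 0.012 and 0.0175 m and angle between the z axis of each of dried0_center, dried1_center, dried2_center, dried3_center and the z axis of pocket_mid, either way round below 0.07 rad and x of dried1_center in the frame of pocket_mid between -0.037 and 0.037 m and y of dried1_center in the frame of pocket_mid between -0.107 and 0.107 m and z of dried1_center in the frame of pocket_mid between 0.012 and 0.0175 m and x of dried2_center in the frame of pocket_mid between -0.037 and 0.037 m and y of dried2_center in the frame of pocket_mid between -0.107 and 0.107 m and z of dried2_center in the frame of pocket_mid between 0.012 and 0.0175 m and x of dried3_center in the frame of pocket_mid between -0.037 and 0.037 m and y of dried3_center in the frame of pocket_mid between -0.107 and 0.107 m and z of dried3_center in the frame of pocket_mid between 0.012 and 0.0175 m and value of joint valve below 0.12 rad), for 0.2 s.
3. the valve is set to half open, the cassettes in their new places (((horizontal distance between fresh0_center and seat0 below 0.005 m and z of fresh0_center in the frame of seat0 between 0.012 and 0.0175 m and angle between the z axis of fresh0_center and the z axis of seat0, either way round below 0.07 rad) or (horizontal distance between fresh0_center and seat1 below 0.005 m and z of fresh0_center in the frame of seat1 between 0.012 and 0.0175 m and angle between the z axis of fresh0_center and the z axis of seat1, either way round below 0.07 rad) or (horizontal distance between fresh0_center and seat2 below 0.005 m and z of fresh0_center in the frame of seat2 between 0.012 and 0.0175 m and angle between the z axis of fresh0_center and the z axis of seat2, either way round below 0.07 rad) or (horizontal distance between fresh0_center and seat3 below 0.005 m and z of fresh0_center in the frame of seat3 between 0.012 and 0.0175 m and angle between the z axis of fresh0_center and the z axis of seat3, either way round below 0.07 rad)) and ((horizontal distance between fresh1_center and seat0 below 0.005 m and z of fresh1_center in the frame of seat0 between 0.012 and 0.0175 m and angle between the z axis of fresh1_center and the z axis of seat0, either way round below 0.07 rad) or (horizontal distance between fresh1_center and seat1 below 0.005 m and z of fresh1_center in the frame of seat1 between 0.012 and 0.0175 m and angle between the z axis of fresh1_center and the z axis of seat1, either way round below 0.07 rad) or (horizontal distance between fresh1_center and seat2 below 0.005 m and z of fresh1_center in the frame of seat2 between 0.012 and 0.0175 m and angle between the z axis of fresh1_center and the z axis of seat2, either way round below 0.07 rad) or (horizontal distance between fresh1_center and seat3 below 0.005 m and z of fresh1_center in the frame of seat3 between 0.012 and 0.0175 m and angle between the z axis of fresh1_center and the z axis of seat3, either way round below 0.07 rad)) and ((horizontal distance between fresh2_center and seat0 below 0.005 m and z of fresh2_center in the frame of seat0 between 0.012 and 0.0175 m and angle between the z axis of fresh2_center and the z axis of seat0, either way round below 0.07 rad) or (horizontal distance between fresh2_center and seat1 below 0.005 m and z of fresh2_center in the frame of seat1 between 0.012 and 0.0175 m and angle between the z axis of fresh2_center and the z axis of seat1, either way round below 0.07 rad) or (horizontal distance between fresh2_center and seat2 below 0.005 m and z of fresh2_center in the frame of seat2 between 0.012 and 0.0175 m and angle between the z axis of fresh2_center and the z axis of seat2, either way round below 0.07 rad) or (horizontal distance between fresh2_center and seat3 below 0.005 m and z of fresh2_center in the frame of seat3 between 0.012 and 0.0175 m and angle between the z axis of fresh2_center and the z axis of seat3, either way round below 0.07 rad)) and ((horizontal distance between fresh3_center and seat0 below 0.005 m and z of fresh3_center in the frame of seat0 between 0.012 and 0.0175 m and angle between the z axis of fresh3_center and the z axis of seat0, either way round below 0.07 rad) or (horizontal distance between fresh3_center and seat1 below 0.005 m and z of fresh3_center in the frame of seat1 between 0.012 and 0.0175 m and angle between the z axis of fresh3_center and the z axis of seat1, either way round below 0.07 rad) or (horizontal distance between fresh3_center and seat2 below 0.005 m and z of fresh3_center in the frame of seat2 between 0.012 and 0.0175 m and angle between the z axis of fresh3_center and the z axis of seat2, either way round below 0.07 rad) or (horizontal distance between fresh3_center and seat3 below 0.005 m and z of fresh3_center in the frame of seat3 between 0.012 and 0.0175 m and angle between the z axis of fresh3_center and the z axis of seat3, either way round below 0.07 rad)) and ((horizontal distance between fresh4_center and seat0 below 0.005 m and z of fresh4_center in the frame of seat0 between 0.012 and 0.0175 m and angle between the z axis of fresh4_center and the z axis of seat0, either way round below 0.07 rad) or (horizontal distance between fresh4_center and seat1 below 0.005 m and z of fresh4_center in the frame of seat1 between 0.012 and 0.0175 m and angle between the z axis of fresh4_center and the z axis of seat1, either way round below 0.07 rad) or (horizontal distance between fresh4_center and seat2 below 0.005 m and z of fresh4_center in the frame of seat2 between 0.012 and 0.0175 m and angle between the z axis of fresh4_center and the z axis of seat2, either way round below 0.07 rad) or (horizontal distance between fresh4_center and seat3 below 0.005 m and z of fresh4_center in the frame of seat3 between 0.012 and 0.0175 m and angle between the z axis of fresh4_center and the z axis of seat3, either way round below 0.07 rad)) and x of dried0_center in the frame of pocket_mid between -0.037 and 0.037 m and y of dried0_center in the frame of pocket_mid between -0.107 and 0.107 m and z of dried0_center in the frame of pocket_mid between 0.012 and 0.0175 m and angle between the z axis of each of dried0_center, dried1_center, dried2_center, dried3_center and the z axis of pocket_mid, either way round below 0.07 rad and x of dried1_center in the frame of pocket_mid between -0.037 and 0.037 m and y of dried1_center in the frame of pocket_mid between -0.107 and 0.107 m and z of dried1_center in the frame of pocket_mid between 0.012 and 0.0175 m and x of dried2_center in the frame of pocket_mid between -0.037 and 0.037 m and y of dried2_center in the frame of pocket_mid between -0.107 and 0.107 m and z of dried2_center in the frame of pocket_mid between 0.012 and 0.0175 m and x of dried3_center in the frame of pocket_mid between -0.037 and 0.037 m and y of dried3_center in the frame of pocket_mid between -0.107 and 0.107 m and z of dried3_center in the frame of pocket_mid between 0.012 and 0.0175 m and value of joint valve between 0.685 and 0.885 rad), for 0.2 s.
At the end, for the whole second after the job is handed in: Every fresh cassette present lies flat in a seat of the manifold (within 5 mm of its centre, on its floor); every dried one lies flat on the floor of a pocket; the valve is 45 degrees open, within 6 degrees; the cover plate lies flat on its ledge, within 8 mm of its place against the front stop (all of step 3 and velocity of joint valve below 0.05 rad/s and x of cover_handle in the frame of tray below -0.051 m and z of cover_handle in the frame of tray between 0.06 and 0.067 m); the robot touches nothing.
It fails at once if the cover plate is lifted off its rails (15 mm or more) (z of cover_handle in the frame of tray above 0.078 m).
It fails at once if the bottle is pushed more than 30 mm or knocked over (distance of bottle_center from where it was at the start of the episode above 0.03 m or angle between bottle_center's own z axis and vertical above 0.5 rad).
It fails at once if the vial is pushed more than 30 mm or knocked over (distance of vial_center from where it was at the start of the episode above 0.03 m or angle between vial_center's own z axis and vertical above 0.5 rad).
It fails at once if the dish is pushed more than 30 mm or knocked over (distance of dish_center from where it was at the start of the episode above 0.03 m or angle between dish_center's own z axis and vertical above 0.5 rad).
Of fresh0, fresh1, fresh2, fresh3, fresh4 only 2 to 3 are there at a start; the rules pass over those that are not, and their reading is None.
Of dried0, dried1, dried2, dried3 only 2 to 3 are there at a start; the rules pass over those that are not, and their reading is None.
At some moment in a run one of cover may be knocked a few centimetres aside while the robot is not near it.
Once in a run the grip may slacken for a moment while it holds something.
It also fails if it takes over 210 s, if anything falls off the work surface, if the arm or the gripper's body presses on something with over 40 N, if the wrist force passes 120 N, or if a joint passes its speed limit or range.

## Robot

A 7-joint arm with a two-finger parallel gripper is mounted at the origin on the work surface. World frame = base frame: x ahead of the robot, y to its left, z up, the work surface at z = 0. Lengths are in m, angles in rad, forces in N, time in s.
With the tool pointing down it reaches from about 0.35 to 0.9 m from the base axis. Payload 19.9 kg.
Tool frame: the origin (TCP) lies between the finger pads; the fingertips stand arm.nose_length ahead of it and the grasp point (between the pads) lies 3 mm ahead of it (arm.nose_length is the distance from the TCP to the fingertips, in m); x points along the fingers, z is the direction in which the jaws open and shut, and the axes are right-handed (so a half turn about x gives the same grasp; the last joint's range is limited). The gripper opens to 85 mm and grips with 20 to 120 N. Pads are 22 mm wide; open, the fingers measure 114 mm over their backs; the gripper's body (76 mm by 85 mm) begins 54 mm behind the grasp point. The pads swing forward as they close: fully open they stand 13 mm farther back than shut.
Start: joints at [1.264, 0.417, -0.01, 1.614, 0.005, 1.111, -0.053], TCP at [0.164, -0.603, 0.253] pointing down, gripper open.
Joint ranges: [-2.81, 2.81], [-0.39, 2.02], [-1.27, 1.25], [0.06, 2.57], [-1.19, 4.33], [0.19, 2], [-2.82, 2.82]. Speed limits (rad/s): [1.89, 1.89, 2.39, 2.39, 3.01, 3.01, 3.01].

## Interface

Orientations are given as a 3x3 rotation matrix whose columns are the frame's x, y, z axes.
In Python, from rig import arm, get_image, camera_params, order gives the robot as it stands.
- The arm moves only by the tool move_arm, never from a script. Its argument "steps" is a list that holds one entry, the list of rows, each a list of 4 numbers: the shift along the tool's x, y, z each as a share of 300 mm, from -1 to 1, then the turn about the tool's x as a share of 180 degrees, from -1 to 1. In form: [[[dx, dy, dz, turn], ...]]. A call has 1 to 5 rows; each row shifts and turns the pose as measured when the row begins, along the tool's axes as they then stand; what a row does not reach is not made up. A row lasts 1/10 s, in which the tool goes at most 50 mm and 8.59 degrees, less where a joint would pass 70% of its speed; a pose out of reach is approached as far as the arm can. A call with a number of a shift or a turn outside -1 to 1 is refused whole. A call with a gripper value outside its range is refused whole. "gripper" is the opening, from 0 (shut) to 1 (fully open), set as the call begins (left out, the last holds). The fingers move at their own pace and stop on an object; "force" is the grip in N (left out, the last holds). Time passes only in rows, so rows that do not move let the fingers close. It gives the time, the measured TCP pose, the force and the opening at its end, in the units of the state.
- arm.observe(): the state, without advancing time (a new reading comes with each control period).
- get_image(name): name is "scene" or "top" or "wrist"; returns the picture (480x640x3 uint8, red, green, blue); there is no depth.
- camera_params(name): a dict with "vertical_fov" (degrees; the focal length in pixels is half the picture's height over the tangent of half this angle, whatever the lens; pixels are square), "cx", "cy" (the principal point, pixels), "k1" (the pictures are not rectified: a ray, as slopes to the right and down, at radius r is drawn at 1 + k1 r^2 times it, then the intrinsics apply), "cam_to_world" (4x4, takes a point from camera to world coordinates). Camera axes: x right, y down, z forward; pixel columns grow to the right and rows downward; lengths in m; the calibration is good to about 2 mm. A picture is of the moment at which its call begins: read the wrist's pose just before it. camera_params takes no time and is no camera call; for the wrist camera it gives the pose at the moment of the call.
- order.hand_in(): hands the job in, once; it reports no verdict.
The state is a dict: "t": time; "qpos": joint angles; "qd": joint speeds; "joint_efforts": joint torques, N m; "tcp_pos": TCP position; "orientation": TCP orientation; "wrist_force": force on the tool from outside, world axes, zero at the start; "torque": the same for the moment, N m; "width": opening from 0.0 (shut) to 1.0 (fully open).
Only numpy, scipy, OpenCV 4.12 (cv2) and the standard library are available. Lean on these libraries where they do the work, as an engineer would, in place of code of your own. Each camera call takes 0.05 s, during which the arm holds its last target.

## Working session

There is one attempt and no reset: what is moved stays moved. The work goes in short steps, Python scripts to look and compute and a tool call to move; the robot and the scene stay as the last step left them, time stands still between calls to the robot, and variables do not carry over. Pictures are saved under pics/ and viewed, and the job is handed in when it is done.

Besides the shell and the picture viewer there is one more tool, called after "Request:" as a command line: name --argument value ..., lists and objects as JSON in quotes. move_arm: Moves the arm, as the interface text tells. Its arguments: {"type":"object","properties":{"steps":{"type":"array","items":{"type":"array","items":{"type":"array","items":{"type":"number"}}}},"gripper":{"type":"number"},"force":{"type":"number"}},"required":["steps"]}

```bash
ls; mkdir -p pics; python3 - <<'E'
from rig import arm,get_image,camera_params,order
import cv2
for n in ["scene","top","wrist"]:
    im=get_image(n); cv2.imwrite(f"pics/{n}0.png",im[:,:,::-1])
    print(n,camera_params(n))
print(arm.observe(), arm.nose_length)
E
```

```text
pics
scene {'vertical_fov': 48.780101096736125, 'cx': 317.46339274718076, 'cy': 230.53746444697668, 'k1': 0.017222138288213843, 'cam_to_world': array([[-0.61374379,  0.51094719, -0.60187335,  1.33614723],
       [ 0.78941248,  0.3854652 , -0.47774942,  0.60812734],
       [-0.01210349, -0.76834208, -0.63992496,  0.87694763],
       [ 0.        ,  0.        ,  0.        ,  1.        ]])}
top {'vertical_fov': 50.79361125674103, 'cx': 313.7793784327576, 'cy': 243.4397751695704, 'k1': -0.026153151756415388, 'cam_to_world': array([[ 0.01892071, -0.99343733,  0.11280197,  0.48422771],
       [-0.99981445, -0.01839168,  0.00572876, -0.03287938],
       [-0.00361655, -0.11288943, -0.99360098,  0.97678218],
       [ 0.        ,  0.        ,  0.        ,  1.        ]])}
wrist {'vertical_fov': 71.40006284357158, 'cx': 323.3556280559648, 'cy': 240.25285595535468, 'k1': -0.01463449619663454, 'cam_to_world': array([[ 2.60735262e-01, -9.13955879e-01, -3.10969090e-01,
         2.42613843e-01],
       [-9.65410045e-01, -2.47089842e-01, -8.32469482e-02,
        -5.82096758e-01],
       [-7.53265510e-0
[... 253 characters left out ...]
1068194, -0.05298856]), 'qd': array([ 0.00054801, -0.00305319,  0.00022858, -0.0022866 , -0.00052577,
       -0.00164948,  0.00050704]), 'joint_efforts': array([ 9.99223594e-04, -8.64743972e+01,  6.79266136e-01, -4.35056233e+01,
        1.90397340e-02,  5.76617138e-03,  2.59412707e-05]), 'tcp_pos': array([ 0.16353073, -0.60296925,  0.25280051]), 'orientation': array([[-3.23457719e-04,  9.65126985e-01,  2.61781968e-01],
       [ 8.90676222e-04,  2.61782156e-01, -9.65126577e-01],
       [-9.99999551e-01, -7.90146673e-05, -9.44291116e-04]]), 'wrist_force': array([ 0.77577957, -0.34583935,  0.42203044]), 'torque': array([-0.00379637,  0.00660261, -0.01976758]), 'width': 1.0013846618675182} 0.022
```

View pics/top0.png

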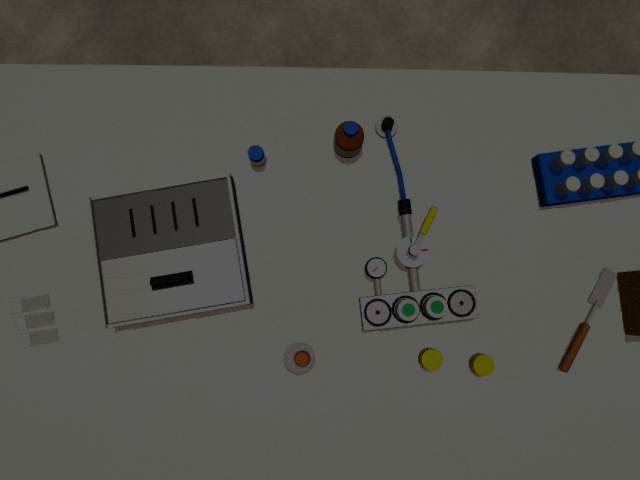

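View pics/scene0.png

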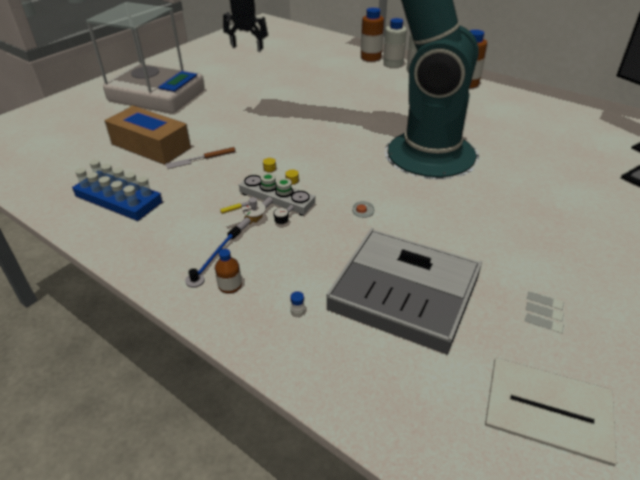

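View pics/wrist0.png

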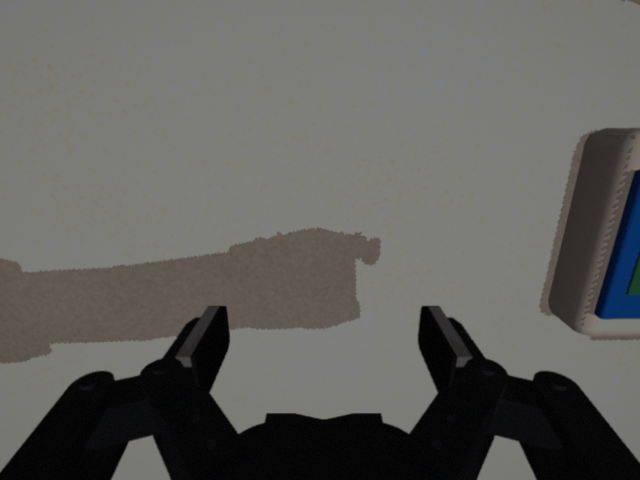

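```bash
cat > h.py <<'E'
from rig import arm,get_image,camera_params,order
import numpy as np, cv2
def K(p,h=480):
    f=h/2/np.tan(np.radians(p['vertical_fov'])/2)
    return np.array([[f,0,p['cx']],[0,f,p['cy']],[0,0,1.]]),np.array([p['k1'],0,0,0,0.])
def p2w(p,uv,z):
    k,d=K(p); uv=np.array(uv,float).reshape(-1,1,2)
    n=cv2.undistortPoints(uv,k,d).reshape(-1,2)
    T=p['cam_to_world']; r=np.c_[n,np.ones(len(n))]@T[:3,:3].T
    o=T[:3,3]; z=np.broadcast_to(z,len(n))
    return o+r*((z-o[2])/r[:,2])[:,None]
def w2p(p,X):
    k,d=K(p);T=np.linalg.inv(p['cam_to_world'])
    X=np.array(X,float).reshape(-1,3)
    return cv2.projectPoints(X,cv2.Rodrigues(T[:3,:3])[0],T[:3,3],k,d)[0].reshape(-1,2)
def bright(im,g=0.55): return (255*(im/255.)**g).astype(np.uint8)
def snap(name,fn,crop=None,s=1,g=0.55):
    p=camera_params(name); im=get_image(name)
    np.save('last_%s.npy'%name,im); np.save('last_%s_p.npy'%name,p,allow_pickle=True)
    c=im if crop is None else im[crop[1]:crop[3],crop[0]:crop[2]]
    c=cv2.resize(bright(c,g),None,fx=s,fy=s,interpolation=cv2.INTER_CUBIC)
    cv2.imwrite('pics/'+fn,c[:,:,::-1]); return p,im
def load(name): return np.load('last_%s_p.npy'%name,allow_pickle=True).item(),np.load('last_%s.npy'%name)
def tf(x,y,yaw,P,z0=0):
    P=np.array(P,float).reshape(-1,3);c,s=np.cos(yaw),np.sin(yaw)
    return np.c_[x+c*P[:,0]-s*P[:,1],y+s*P[:,0]+c*P[:,1],P[:,2]+z0]
def rel(target,zdir=None):
    """tool-axis shift (share of .3) to world target; turn to make tool z along world yaw zdir (mod pi)"""
    o=arm.observe();R=o['orientation'];d=R.T@(np.array(target)-o['tcp_pos'])
    s=d/.3
    yaw=np.arctan2(R[1,2],R[0,2]);t=None
    if zdir is not None:
        dy=(zdir-yaw+np.pi/2)%np.pi-np.pi/2   # world yaw change (ccw from above)
        t=-dy/np.pi   # tool x points down
        t=t
    print('t',round(o['t'],2),'tcp',o['tcp_pos'].round(4),'yaw_z',round(yaw,3),'x',R[:,0].round(3),'shift',s.round(3),'|d|mm',round(1000*np.linalg.norm(d)),'turn',None if t is None else round(t,4),'q7',o['qpos'][6].round(2),'w',round(o['width'],3),'F',o['wrist_force'].round(1))
E
python3 - <<'E'
from h import *
p,im=snap('top','top1.png',(90,170,260,330),4.5)
c=im[200:340,355:495];cv2.imwrite('pics/top1m.png',cv2.resize(bright(c),None,fx=5,fy=5,interpolation=cv2.INTER_CUBIC)[:120*5,:,::-1])
E
```

```text
(no output)
```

View pics/top1.png

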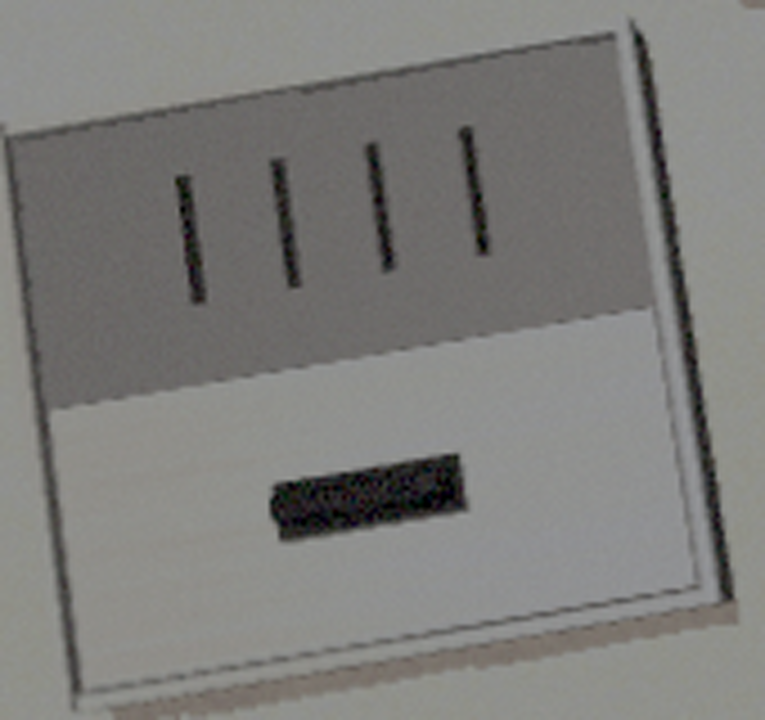

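View pics/top1m.png

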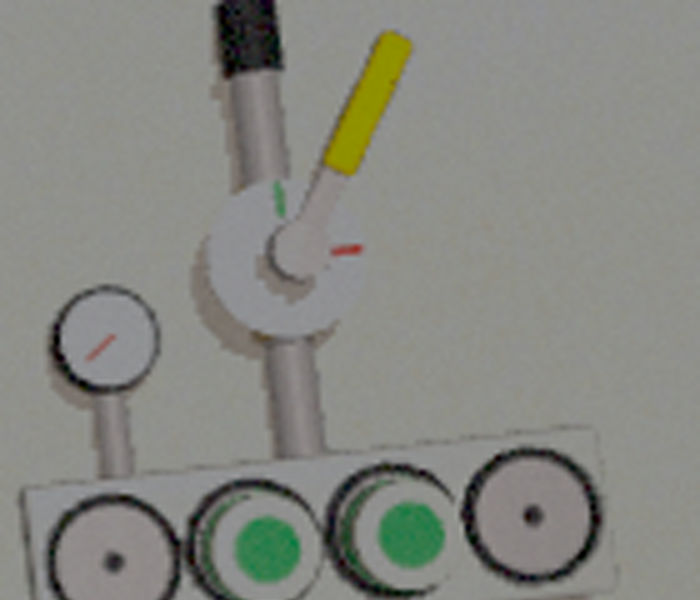

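```bash
python3 - <<'E'
from h import *
p,_=load('top')
A=lambda L,o,s:[((u+.5)/s-.5+o[0],(v+.5)/s-.5+o[1]) for u,v in L]
k=p2w(p,A([(75,708),(735,602),(632,22),(4,128)],(90,170),4.5),[.05,.0,.054,.054]);print(k.round(4))
hd=p2w(p,A([(273,482),(459,454),(467,510),(282,541)],(90,170),4.5),[.075]*4);print('handle',hd.round(4),hd.mean(0))
m=p2w(p,A([(115,562),(532,516)],(355,200),5),[.038]*2);print('seats out',m.round(4),np.linalg.norm(m[0]-m[1]), np.arctan2(*(m[0]-m[1])[[1,0]])-np.pi/2)
d=p2w(p,A([(268,548),(411,534)],(355,200),5),[.068]*2);print('dried',d.round(4))
v=p2w(p,A([(340,170),(395,36),(297,252),(288,258)],(355,200),5),[.067,.067,.067,.02]);print('valve',v.round(4))
E
```

```text
[[0.4293 0.3478 0.05  ]
 [0.4771 0.0874 0.    ]
 [0.7158 0.1314 0.054 ]
 [0.6666 0.3914 0.054 ]]
handle [[0.5213 0.2637 0.075 ]
 [0.5338 0.1899 0.075 ]
 [0.5117 0.1857 0.075 ]
 [0.498  0.2588 0.075 ]] [0.51620347 0.22453588 0.075     ]
seats out [[ 0.4659 -0.1474  0.038 ]
 [ 0.4855 -0.3015  0.038 ]] 0.15532207391271438 0.12628381370822694
dried [[ 0.4725 -0.1983  0.068 ]
 [ 0.4783 -0.2495  0.068 ]]
valve [[ 0.6092 -0.2249  0.067 ]
 [ 0.659  -0.2453  0.067 ]
 [ 0.5789 -0.2092  0.067 ]
 [ 0.5815 -0.2148  0.02  ]]
```

Request:
move_arm --steps '[[[0,0,0,-0.0475],[0,0,0,-0.0475],[0,0,0,-0.0475],[0,0,0,-0.0475],[0,0,0,-0.0475]]]' --gripper 0

```text
t: 0.7
tcp_pos: [0.1637, -0.6025, 0.252]
orientation: [[-0.001, 0.524, 0.852], [0.002, 0.852, -0.524], [-1.0, 0.001, -0.002]]
wrist_force: [-0.7, -0.2, 0.7]
width: 0.144
```

Request:
move_arm --steps '[[[0,0,0,-0.0475],[0,0,0,-0.0475],[0,0,0,-0.0475],[0,0,0,-0.0475],[0,0,0,-0.0275]]]'

```text
t: 1.2
tcp_pos: [0.1633, -0.6021, 0.251]
orientation: [[-0.002, -0.141, 0.99], [0.004, 0.99, 0.141], [-1.0, 0.004, -0.001]]
wrist_force: [-0.3, -0.3, 0.5]
width: -0.001
```

```bash
python3 -c "
from h import *
rel((.648,-.205,.2),.126)"
```

```text
t 1.2 tcp [ 0.1633 -0.6021  0.251 ] yaw_z 0.141 x [-0.002  0.004 -1.   ] shift [0.173 1.082 1.786] |d|mm 629 turn 0.0048 q7 1.29 w -0.001 F [-0.3 -0.3  0.5]
```

Request:
move_arm --steps '[[[0,0.083,0.138,0.005],[0.015,0.083,0.138,0],[0.015,0.083,0.138,0],[0.015,0.083,0.138,0],[0.015,0.083,0.138,0]]]'

```text
t: 1.7
tcp_pos: [0.3512, -0.4518, 0.2318]
orientation: [[-0.004, -0.116, 0.993], [0.003, 0.993, 0.116], [-1.0, 0.003, -0.003]]
wrist_force: [-0.2, -0.2, -0.7]
width: -0.002
```

Request:
move_arm --steps '[[[0.015,0.083,0.138,0],[0.015,0.083,0.138,0],[0.015,0.083,0.138,0],[0.015,0.083,0.138,0],[0.015,0.083,0.138,0]]]'

```text
t: 2.2
tcp_pos: [0.5473, -0.2982, 0.2084]
orientation: [[-0.004, -0.114, 0.993], [0.002, 0.993, 0.114], [-1.0, 0.002, -0.003]]
wrist_force: [-0.1, -1.1, 0.4]
width: -0.006
```

```bash
python3 -c "
from h import *
rel((.648,-.205,.2),.126)
snap('wrist','w1.png')"
```

```text
t 2.2 tcp [ 0.5473 -0.2982  0.2084] yaw_z 0.115 x [-0.004  0.002 -1.   ] shift [0.028 0.27  0.369] |d|mm 137 turn -0.0036 q7 0.38 w -0.006 F [-0.1 -1.1  0.4]
```

View pics/w1.png

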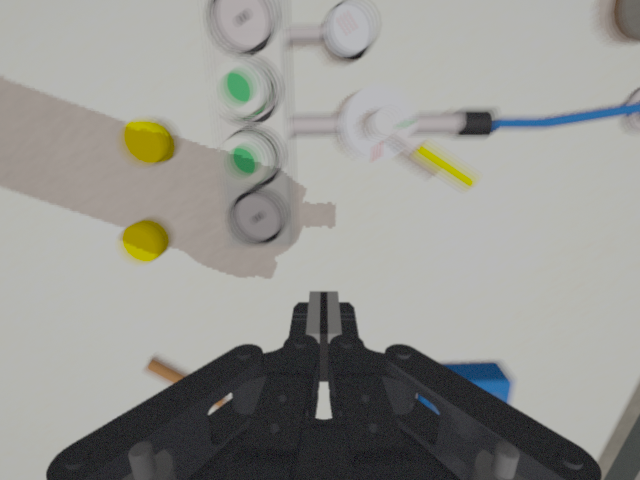

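Request:
move_arm --steps '[[[0,0,0,0],[0,0,0,0]]]'

```text
t: 2.45
tcp_pos: [0.5546, -0.2878, 0.2069]
orientation: [[-0.002, -0.127, 0.992], [0.007, 0.992, 0.127], [-1.0, 0.007, -0.001]]
wrist_force: [-0.3, 0.4, 0.4]
width: 0.004
```

```bash
python3 -c "
from h import *
rel((.648,-.205,.2),.126)
snap('wrist','w2.png',(180,0,560,285),2.1)"
```

```text
t 2.45 tcp [ 0.5546 -0.2878  0.2069] yaw_z 0.128 x [-0.002  0.007 -1.   ] shift [0.024 0.234 0.344] |d|mm 125 turn 0.0005 q7 0.38 w 0.004 F [-0.3  0.4  0.4]
```

View pics/w2.png

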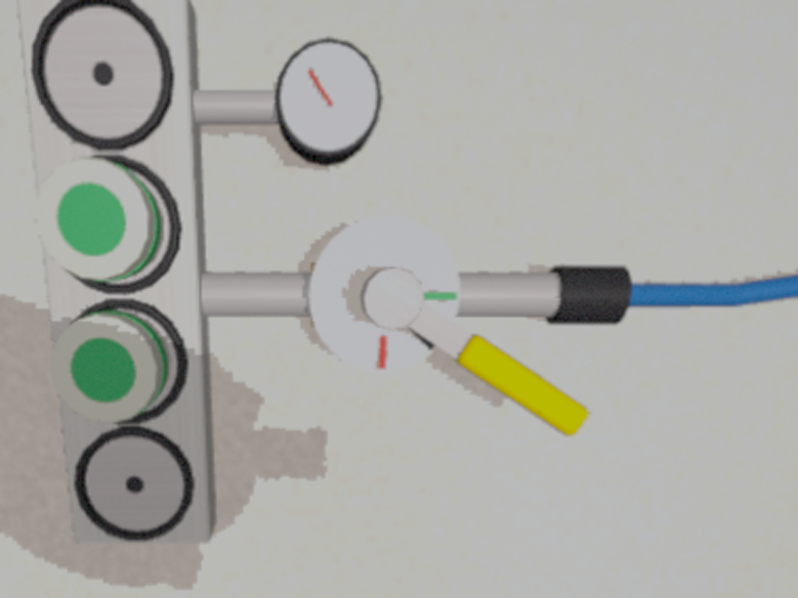

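```bash
python3 -c "
from h import *
p,_=load('wrist')
A=lambda L:[(u/2.1+180,v/2.1) for u,v in L]
w=p2w(p,A([(102,74),(134,484),(92,219),(103,370),(395,298),(464,348),(581,421),(523,385)]),[.038,.038,.068,.068,.067,.067,.067,.067]);print(w.round(4))
d=w[0]-w[1];print(np.linalg.norm(d),np.arctan2(d[1],d[0])-np.pi/2)
"
```

```text
[[ 0.4622 -0.1478  0.038 ]
 [ 0.4823 -0.3029  0.038 ]
 [ 0.469  -0.1988  0.068 ]
 [ 0.4749 -0.2504  0.068 ]
 [ 0.5777 -0.2117  0.067 ]
 [ 0.6057 -0.2259  0.067 ]
 [ 0.6552 -0.2469  0.067 ]
 [ 0.6303 -0.2364  0.067 ]]
0.15632560852433952 0.12859997925707578
```

Request:
move_arm --steps '[[[0,0.1,0.13,0],[0.02,0.1,0.13,0],[0.02,0.04,0.08,0],[0,0,0,0]]]'

```text
t: 2.9
tcp_pos: [0.6449, -0.2112, 0.1956]
orientation: [[-0.003, -0.113, 0.994], [0.003, 0.994, 0.113], [-1.0, 0.003, -0.003]]
wrist_force: [-1.0, 1.0, -0.5]
width: 0.0
```

```bash
python3 -c "
from h import *
rel((.648,-.203,.073),.126)
snap('wrist','w3.png')"
```

```text
t 2.9 tcp [ 0.6449 -0.2112  0.1956] yaw_z 0.113 x [-0.003  0.003 -1.   ] shift [0.409 0.025 0.015] |d|mm 123 turn -0.0042 q7 0.19 w 0.0 F [-1.   1.  -0.5]
```

View pics/w3.png

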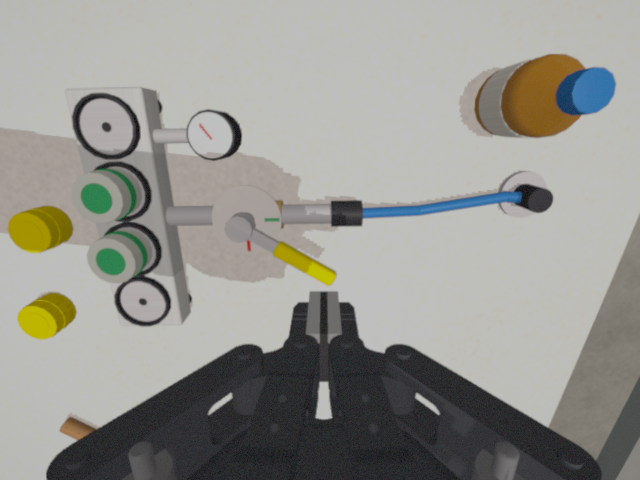

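Request:
move_arm --steps '[[[0.1,0.03,0.01,-0.004],[0.14,0,0.005,0],[0.14,0,0,0],[0.03,0,0,0],[0,0,0,0]]]'

```text
t: 3.45
tcp_pos: [0.6429, -0.2151, 0.0735]
orientation: [[-0.001, -0.112, 0.994], [-0.005, 0.994, 0.112], [-1.0, -0.005, -0.001]]
wrist_force: [-0.4, -0.1, 1.0]
width: -0.0
```

```bash
python3 -c "
from h import *
rel((.608,-.268,.072),.126)"
```

```text
t 3.45 tcp [ 0.6429 -0.2151  0.0735] yaw_z 0.112 x [-0.001 -0.005 -1.   ] shift [ 0.006 -0.162 -0.135] |d|mm 63 turn -0.0045 q7 0.14 w -0.0 F [-0.4 -0.1  1. ]
```

Request:
move_arm --steps '[[[0,-0.045,-0.015,0],[0,-0.045,-0.025,0],[0,-0.04,-0.03,0],[0,0,0,0]]]'

```text
t: 3.85
tcp_pos: [0.6263, -0.2619, 0.0805]
orientation: [[0.006, -0.109, 0.994], [-0.007, 0.994, 0.109], [-1.0, -0.008, 0.005]]
wrist_force: [-0.9, -0.2, 0.3]
width: 0.001
```

```bash
python3 -c "
from h import *
rel((.608,-.268,.072),.126)
snap('wrist','w4.png')"
```

```text
t 3.85 tcp [ 0.6263 -0.2619  0.0805] yaw_z 0.109 x [ 0.006 -0.007 -1.   ] shift [ 0.028 -0.013 -0.063] |d|mm 21 turn -0.0053 q7 0.21 w 0.001 F [-0.9 -0.2  0.3]
```

View pics/w4.png

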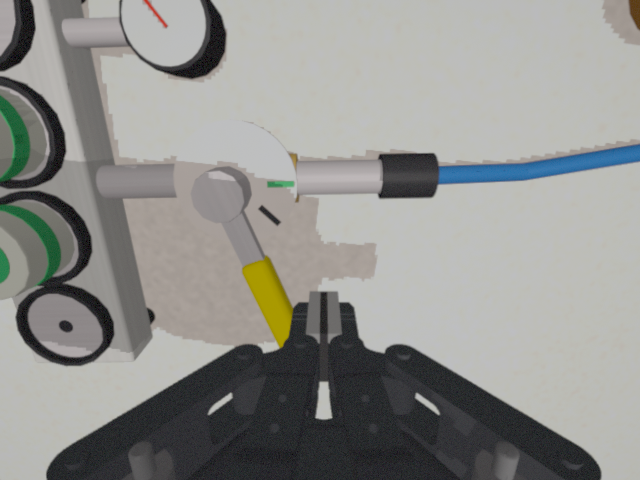

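Request:
move_arm --steps '[[[0.04,0,0.01,0],[0.015,-0.015,-0.02,0],[0,0,-0.03,0],[0,0,-0.012,0],[0,0,0,0]]]'

```text
t: 4.4
tcp_pos: [0.6118, -0.2671, 0.0634]
orientation: [[0.008, -0.111, 0.994], [-0.007, 0.994, 0.111], [-1.0, -0.008, 0.007]]
wrist_force: [1.4, -0.9, 0.8]
width: -0.004
```

```bash
python3 -c "
from h import *
rel((.608,-.268,.072),.126)
snap('wrist','w5.png')"
```

```text
t 4.4 tcp [ 0.6118 -0.2671  0.0634] yaw_z 0.111 x [ 0.008 -0.007 -1.   ] shift [-0.029 -0.002 -0.013] |d|mm 9 turn -0.0046 q7 0.22 w -0.004 F [ 1.4 -0.9  0.8]
```

View pics/w5.png

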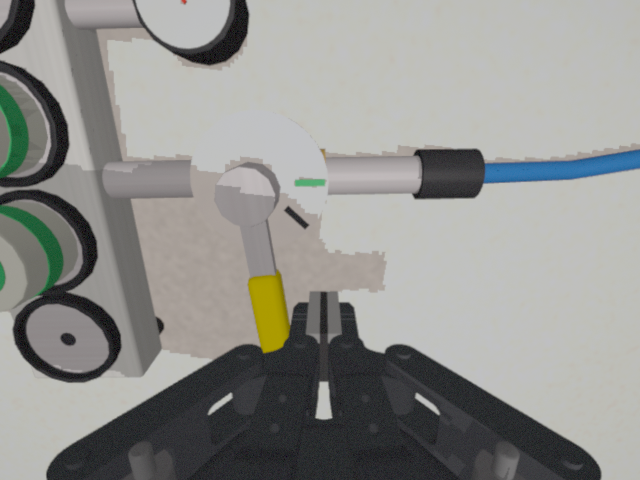

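Request:
move_arm --steps '[[[-0.02,0,-0.025,0],[0,0,-0.012,0],[0,0,0,0]]]'

```text
t: 4.75
tcp_pos: [0.6051, -0.2665, 0.0712]
orientation: [[0.019, -0.114, 0.993], [-0.007, 0.993, 0.114], [-1.0, -0.009, 0.018]]
wrist_force: [1.4, -0.1, -0.5]
width: 0.0
```

Request:
move_arm --steps '[[[0,0,-0.018,0],[0,0,0,0]]]'

```text
t: 4.95
tcp_pos: [0.6049, -0.2659, 0.0732]
orientation: [[0.032, -0.116, 0.993], [-0.007, 0.993, 0.117], [-0.999, -0.011, 0.031]]
wrist_force: [0.4, 0.2, -0.2]
width: -0.0
```

```bash
python3 -c "
from h import *
rel((.608,-.268,.072),.126)
snap('wrist','w6.png')"
```

```text
t 4.95 tcp [ 0.6049 -0.2659  0.0732] yaw_z 0.117 x [ 0.032 -0.007 -0.999] shift [ 0.004 -0.008  0.009] |d|mm 4 turn -0.0029 q7 0.23 w -0.0 F [ 0.4  0.2 -0.2]
```

View pics/w6.png

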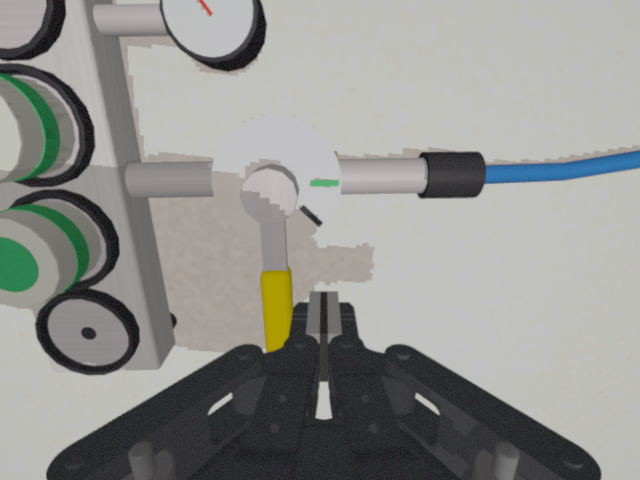

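Request:
move_arm --steps '[[[0,0,0.06,0],[-0.12,0,0.03,0],[-0.16,0,0,0],[-0.16,0.05,0,0],[0,0,0,0]]]'

```text
t: 5.5
tcp_pos: [0.6238, -0.2454, 0.2107]
orientation: [[0.027, -0.117, 0.993], [-0.005, 0.993, 0.117], [-1.0, -0.008, 0.026]]
wrist_force: [0.4, 0.3, 0.7]
width: -0.001
```

```bash
python3 -c "
from h import *
rel((.608,-.268,.072),.126)
snap('wrist','w7.png')"
```

```text
t 5.5 tcp [ 0.6238 -0.2454  0.2107] yaw_z 0.118 x [ 0.027 -0.005 -1.   ] shift [ 0.461 -0.065 -0.073] |d|mm 141 turn -0.0026 q7 0.25 w -0.001 F [0.4 0.3 0.7]
```

View pics/w7.png

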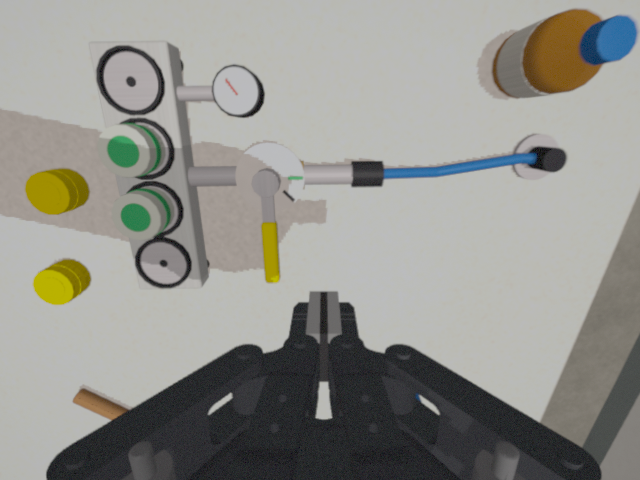

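```bash
python3 -c "
from h import *
p,im=load('wrist')
w=p2w(p,[(131,81),(164,263),(265,182),(272,280),(124,151),(139,216)],[.038,.038,.067,.067,.068,.068]);print(w.round(4))
a=np.arctan2(*(w[3]-w[2])[[1,0]]);d=w[0]-w[1];y=np.arctan2(d[1],d[0])-np.pi/2
print(a,y,a-(y-np.pi/2))
cv2.imwrite('pics/w7c.png',cv2.resize(bright(im[80:300,80:340]),None,fx=2.7,fy=2.7,interpolation=2)[:,:,::-1])
"
```

```text
[[ 0.4623 -0.1477  0.038 ]
 [ 0.4825 -0.3029  0.038 ]
 [ 0.5762 -0.2108  0.067 ]
 [ 0.5873 -0.2954  0.067 ]
 [ 0.469  -0.1989  0.068 ]
 [ 0.4772 -0.2492  0.068 ]]
-1.4401761275277385 0.12958239396749094 0.0010378052996671272
```

View pics/w7c.png

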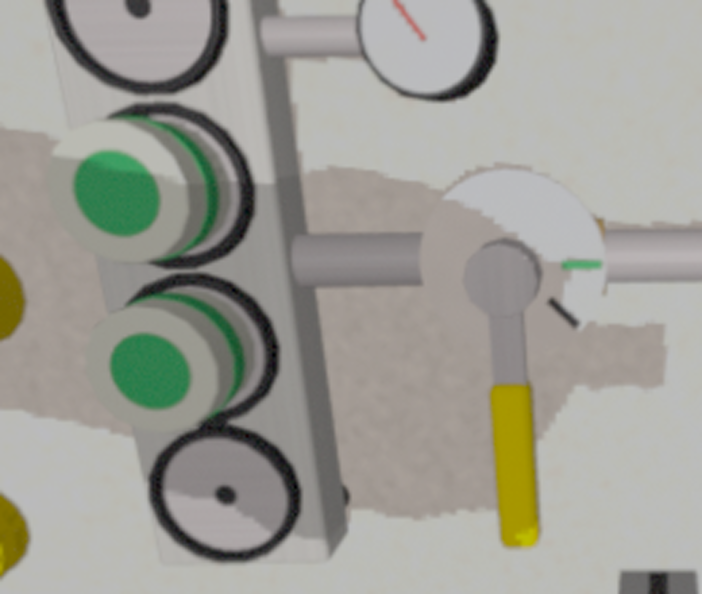

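```bash
python3 -c "
from h import *
rel((.46,.16,.26),.185)"
```

```text
t 5.55 tcp [ 0.6225 -0.2467  0.2076] yaw_z 0.116 x [ 0.023 -0.005 -1.   ] shift [-0.194  1.408 -0.377] |d|mm 441 turn -0.0218 q7 0.25 w -0.002 F [-0.2 -1.5 -0.8]
```

Request:
move_arm --steps '[[[-0.03,0.155,-0.04,-0.022],[-0.03,0.155,-0.04,0],[-0.03,0.155,-0.04,0],[-0.03,0.155,-0.04,0],[-0.03,0.155,-0.04,0]]]'

```text
t: 6.05
tcp_pos: [0.5168, -0.0287, 0.2449]
orientation: [[0.016, -0.177, 0.984], [-0.006, 0.984, 0.177], [-1.0, -0.009, 0.014]]
wrist_force: [1.9, -0.4, 0.2]
width: -0.001
```

Request:
move_arm --steps '[[[-0.03,0.155,-0.04,0],[-0.03,0.155,-0.04,0],[0,0.155,-0.02,0],[0,0.1,0,0],[0,0,0,0]]]'

```text
t: 6.55
tcp_pos: [0.4486, 0.1406, 0.2597]
orientation: [[0.013, -0.182, 0.983], [-0.009, 0.983, 0.182], [-1.0, -0.012, 0.011]]
wrist_force: [0.3, -1.3, 0.0]
width: -0.001
```

```bash
python3 -c "
from h import *
rel((.478,.218,.08),.185)
snap('wrist','w8.png')"
```

```text
t 6.55 tcp [0.4486 0.1406 0.2597] yaw_z 0.183 x [ 0.013 -0.009 -1.   ] shift [0.598 0.243 0.136] |d|mm 198 turn -0.0006 q7 -0.33 w -0.001 F [ 0.3 -1.3  0. ]
```

View pics/w8.png

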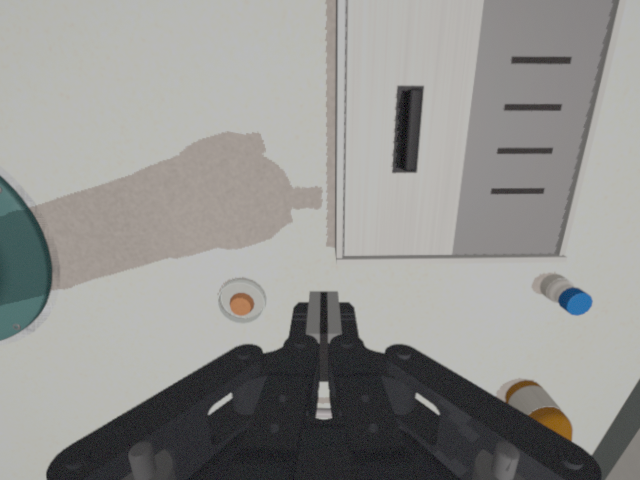

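```bash
python3 -c "
from h import *
p,im=load('wrist')
print(p['cam_to_world'][:3,3])
c=cv2.resize(bright(im[0:280,320:640]),None,fx=2.4,fy=2.1,interpolation=2);cv2.imwrite('pics/w8c.png',c[:,:,::-1])
"
```

```text
[0.43091207 0.22259296 0.38012421]
```

View pics/w8c.png

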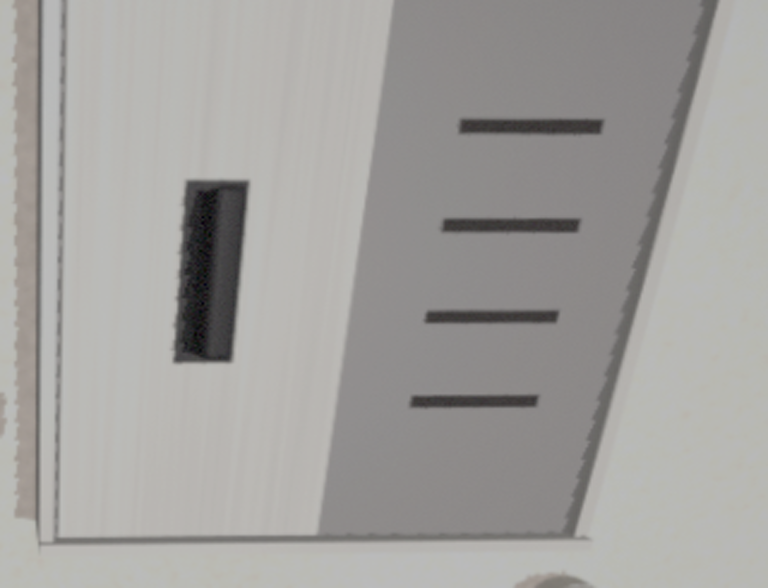

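```bash
python3 -c "
from h import *
p,im=load('wrist')
A=lambda L:[((u+.5)/2.4+319.5,(v+.5)/2.1-.5) for u,v in L]
w=p2w(p,A([(220,184),(248,181),(232,361),(206,361),(393,2),(318,537),(40,545),(588,540),(40,30)]),[.075]*4+[.05]*2+[.05,.05,.05]);print(w.round(4))
print(w[:4].mean(0))
d=w[4]-w[5];print(np.arctan2(d[1],d[0])-np.pi/2);d=w[7]-w[6];print(np.arctan2(d[1],d[0]))
d=w[1]-w[2];print(np.arctan2(d[1],d[0])-np.pi/2,np.linalg.norm(d))
"
```

```text
[[0.502  0.2641 0.075 ]
 [0.5114 0.267  0.075 ]
 [0.5251 0.1971 0.075 ]
 [0.5154 0.1953 0.075 ]
 [0.5504 0.3444 0.05  ]
 [0.5951 0.116  0.05  ]
 [0.4735 0.0897 0.05  ]
 [0.7172 0.1361 0.05  ]
 [0.4297 0.3113 0.05  ]]
[0.51345818 0.23086343 0.075     ]
0.1930718140967218
0.18790345541777317
0.1937500504581653 0.07125034582540238
```

```bash
python3 -c "
from h import *
rel((.474,.2235,.082),.19)"
```

```text
t 6.6 tcp [0.449  0.1389 0.2594] yaw_z 0.182 x [ 0.013 -0.01  -1.   ] shift [0.59  0.27  0.127] |d|mm 198 turn -0.0026 q7 -0.32 w 0.0 F [ 0.  -0.  -1.1]
```

Request:
move_arm --steps '[[[0.07,0.13,0.06,-0.003],[0.1,0.13,0.06,0],[0.14,0.02,0.01,0],[0.14,0,0,0],[0.05,0,0,0]]]'

```text
t: 7.1
tcp_pos: [0.4774, 0.2231, 0.1028]
orientation: [[0.015, -0.181, 0.983], [-0.013, 0.983, 0.181], [-1.0, -0.016, 0.012]]
wrist_force: [-0.2, 0.2, -0.0]
width: 0.003
```

```bash
python3 -c "
from h import *
rel((.474,.2235,.082),.19)"
```

```text
t 7.1 tcp [0.4774 0.2231 0.1028] yaw_z 0.182 x [ 0.015 -0.013 -1.   ] shift [ 0.069  0.004 -0.012] |d|mm 21 turn -0.0024 q7 -0.71 w 0.003 F [-0.2  0.2 -0. ]
```

Request:
move_arm --steps '[[[0.06,0,-0.01,-0.003],[0.01,0,0,0],[0,0,0,0]]]'

```text
t: 7.4
tcp_pos: [0.4736, 0.218, 0.0769]
orientation: [[0.008, -0.188, 0.982], [-0.017, 0.982, 0.188], [-1.0, -0.018, 0.004]]
wrist_force: [-0.1, -0.2, 1.0]
width: 0.002
```

```bash
python3 -c "
from h import *
rel((.609,.249,.082),.19)
snap('wrist','w9.png')"
```

```text
t 7.4 tcp [0.4736 0.218  0.0769] yaw_z 0.189 x [ 0.008 -0.017 -1.   ] shift [-0.015  0.017  0.463] |d|mm 139 turn -0.0003 q7 -0.72 w 0.002 F [-0.1 -0.2  1. ]
```

View pics/w9.png

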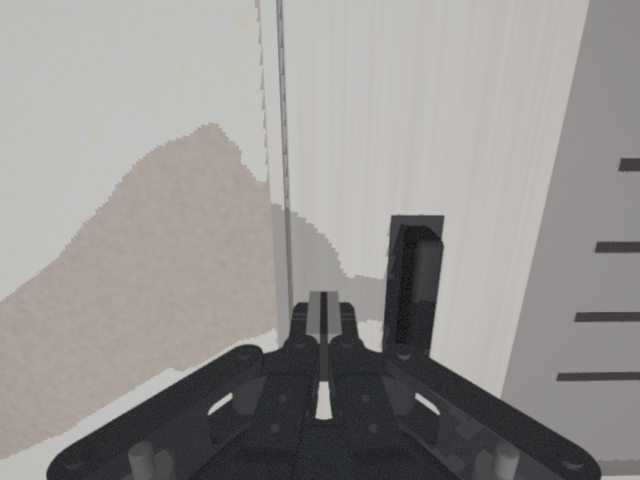

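Request:
move_arm --steps '[[[-0.01,0.017,0.03,0],[0,0,0.09,0],[0,0,0.09,0],[0,0,0.09,0],[0,0,0.06,0]]]'

```text
t: 7.95
tcp_pos: [0.5852, 0.2446, 0.0873]
orientation: [[0.014, -0.186, 0.982], [-0.016, 0.982, 0.186], [-1.0, -0.019, 0.01]]
wrist_force: [-1.3, -0.7, -1.2]
width: 0.003
```

```bash
python3 -c "
from h import *
rel((.609,.249,.082),.19)
snap('wrist','w10.png')"
```

```text
t 7.95 tcp [0.5852 0.2446 0.0873] yaw_z 0.187 x [ 0.014 -0.016 -1.   ] shift [0.018 0.    0.081] |d|mm 25 turn -0.0009 q7 -0.64 w 0.003 F [-1.3 -0.7 -1.2]
```

View pics/w10.png

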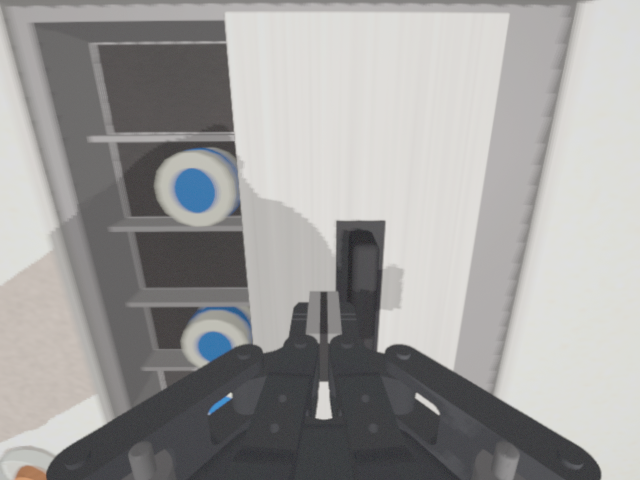

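Request:
move_arm --steps '[[[0.02,0,0.04,0],[0.01,0,0.04,0],[0,0,0.015,0],[0,0,0,0]]]'

```text
t: 8.4
tcp_pos: [0.6114, 0.2521, 0.088]
orientation: [[0.004, -0.186, 0.983], [-0.021, 0.982, 0.186], [-1.0, -0.022, 0.0]]
wrist_force: [-4.8, -2.6, -1.5]
width: -0.001
```

```bash
python3 -c "
from h import *
rel((.609,.249,.082),.19)
snap('wrist','w11.png')"
```

```text
t 8.4 tcp [0.6114 0.2521 0.088 ] yaw_z 0.187 x [ 0.004 -0.021 -1.   ] shift [ 0.02  -0.008 -0.01 ] |d|mm 7 turn -0.0009 q7 -0.62 w -0.001 F [-4.8 -2.6 -1.5]
```

View pics/w11.png

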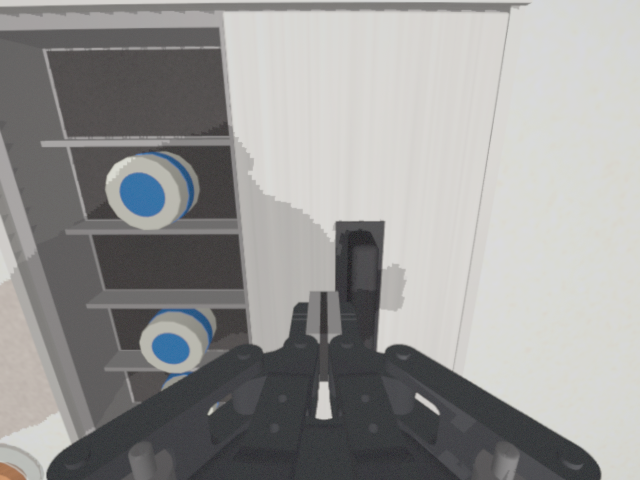

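Request:
move_arm --steps '[[[0,0,-0.05,0],[-0.1,0,-0.08,0],[-0.16,-0.05,-0.12,0],[-0.16,-0.14,-0.05,0],[-0.05,-0.14,0,0]]]'

```text
t: 8.95
tcp_pos: [0.5466, 0.159, 0.218]
orientation: [[0.007, -0.193, 0.981], [-0.018, 0.981, 0.193], [-1.0, -0.019, 0.003]]
wrist_force: [1.5, -0.2, -0.2]
width: 0.001
```

Request:
move_arm --steps '[[[0,-0.05,0,0],[0,0,0,0],[0,0,0,0]]]' --gripper 0.65

```text
t: 9.25
tcp_pos: [0.5531, 0.1393, 0.2251]
orientation: [[0.016, -0.186, 0.982], [-0.019, 0.982, 0.186], [-1.0, -0.022, 0.013]]
wrist_force: [-0.6, -0.0, -0.4]
width: 0.506
```

```bash
python3 -c "
from h import *
rel((.4690,-.1995,.2),.128)
snap('wrist','w12.png')"
```

```text
t 9.25 tcp [0.5531 0.1393 0.2251] yaw_z 0.187 x [ 0.016 -0.019 -1.   ] shift [ 0.1   -1.056 -0.486] |d|mm 350 turn 0.0188 q7 -0.39 w 0.506 F [-0.6 -0.  -0.4]
```

View pics/w12.png

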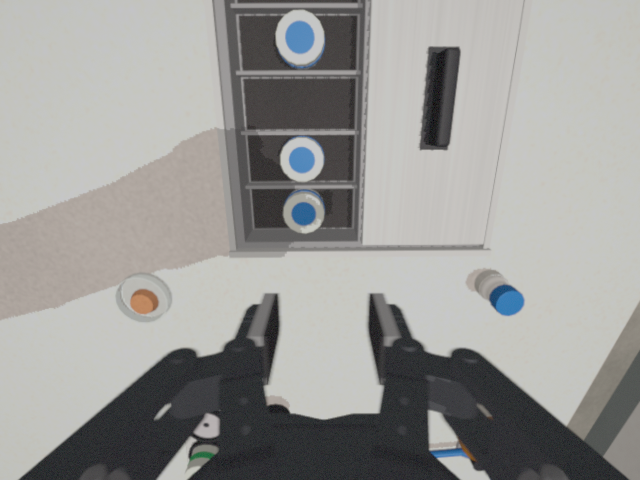

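```bash
python3 -c "
from h import *
p,im=load('wrist')
w=p2w(p,[(300,37),(301.5,160),(303,214)],.034);print(w.round(4))
O=np.array([.5714,.2420]);c,s=np.cos(.19),np.sin(.19);R=np.array([[c,s],[-s,c]])
print(((w[:,:2]-O)@R.T).round(4))
for y in (.1,.05,0,-.05,-.1): print(y, tf(O[0],O[1],.19,[-.056,y,.004]).round(4))
# keeper inside/outer features: wall tops 
print(((p2w(p,[(230,256),(488,247),(364,243)],[.05,.054,.05])[:,:2]-O)@R.T).round(4))
"
```

```text
[[0.5084 0.2813 0.034 ]
 [0.5256 0.1846 0.034 ]
 [0.5354 0.1346 0.034 ]]
[[-0.0545  0.0505]
 [-0.0558 -0.0477]
 [-0.0557 -0.0986]]
0.1 [[0.4975 0.3296 0.004 ]]
0.05 [[0.507  0.2805 0.004 ]]
0 [[0.5164 0.2314 0.004 ]]
-0.05 [[0.5259 0.1823 0.004 ]]
-0.1 [[0.5353 0.1332 0.004 ]]
[[-0.1254 -0.1351]
 [ 0.1189 -0.1265]
 [ 0.002  -0.123 ]]
```

Request:
move_arm --steps '[[[0,-0.148,-0.065,0.019],[0,-0.15,-0.06,0],[0,-0.15,-0.06,0],[0,-0.15,-0.06,0],[0,-0.15,-0.06,0]]]' --gripper 0.65 --force 40

```text
t: 9.8
tcp_pos: [0.4939, -0.0891, 0.2271]
orientation: [[0.016, -0.145, 0.989], [-0.012, 0.989, 0.145], [-1.0, -0.014, 0.014]]
wrist_force: [1.5, -0.3, 0.4]
width: 0.647
```

```bash
python3 -c "
from h import *
rel((.469,-.1995,.15),.128)"
```

```text
t 9.8 tcp [ 0.4939 -0.0891  0.2271] yaw_z 0.145 x [ 0.016 -0.012 -1.   ] shift [ 0.26  -0.348 -0.139] |d|mm 137 turn 0.0056 q7 0.08 w 0.647 F [ 1.5 -0.3  0.4]
```

Request:
move_arm --steps '[[[0.05,-0.14,-0.05,0.005],[0.08,-0.12,-0.05,0],[0.08,-0.03,-0.02,0],[0,0,0,0]]]'

```text
t: 10.2
tcp_pos: [0.4702, -0.1865, 0.1632]
orientation: [[0.017, -0.126, 0.992], [-0.012, 0.992, 0.127], [-1.0, -0.014, 0.015]]
wrist_force: [0.0, 1.4, 0.2]
width: 0.651
```

```bash
python3 -c "
from h import *
rel((.469,-.1995,.07),.128)
snap('wrist','w13.png')"
```

```text
t 10.2 tcp [ 0.4702 -0.1865  0.1632] yaw_z 0.127 x [ 0.017 -0.012 -1.   ] shift [ 0.311 -0.038 -0.014] |d|mm 94 turn -0.0003 q7 0.22 w 0.651 F [0.  1.4 0.2]
```

View pics/w13.png

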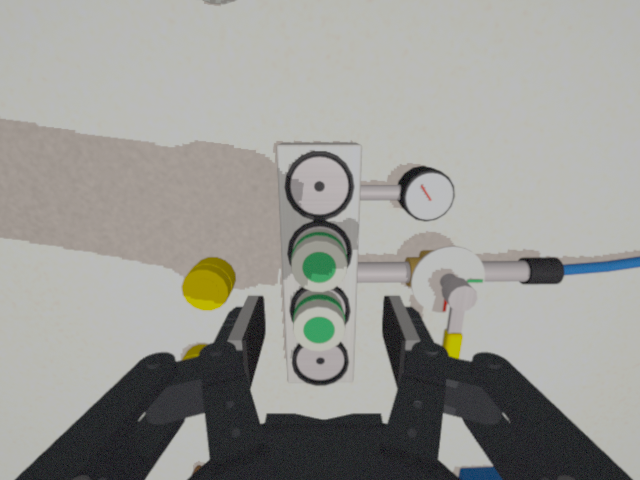

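Request:
move_arm --steps '[[[0.12,-0.02,-0.008,0],[0.1,-0.01,-0.003,0],[0.06,0,0,0],[0.02,0,0,0],[0,0,0,0]]]'

```text
t: 10.75
tcp_pos: [0.4788, -0.189, 0.0786]
orientation: [[0.027, -0.138, 0.99], [-0.013, 0.99, 0.139], [-1.0, -0.017, 0.025]]
wrist_force: [-1.9, -0.4, 2.1]
width: 0.651
```

```bash
python3 -c "
from h import *
rel((.469,-.1995,.07),.128)
snap('wrist','w14.png')
p,_=load('wrist');o=arm.observe();print(w2p(p,o['tcp_pos']+o['orientation'][:,0]*.0))"
```

```text
t 10.75 tcp [ 0.4788 -0.189   0.0786] yaw_z 0.139 x [ 0.027 -0.013 -1.   ] shift [ 0.028 -0.03  -0.038] |d|mm 17 turn 0.0036 q7 0.13 w 0.651 F [-1.9 -0.4  2.1]
[[326.37474305 332.82438652]]
```

View pics/w14.png

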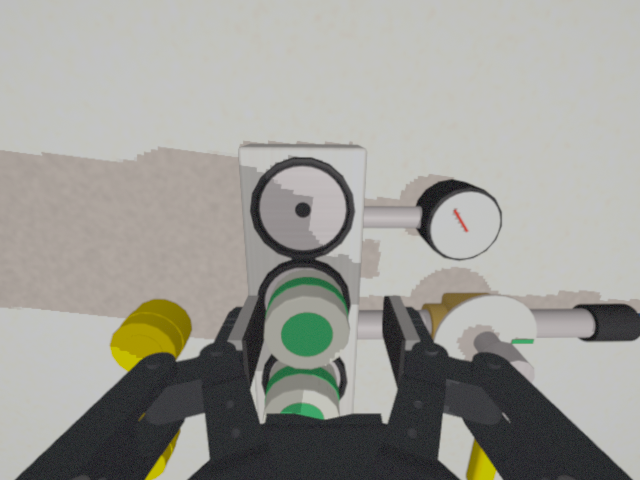

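```bash
python3 -c "
from h import *
print(arm.observe()['qpos'].round(3),arm.observe()['joint_efforts'].round(1))
p,im=load('wrist')
w=p2w(p,[(302,210),(306.5,334)],[.038,.068]);print(w)"
```

```text
[ 0.705  0.502 -0.475  2.023  0.372  0.668  0.131] [  0.4 -73.8  -7.9 -29.3   0.1  -0.7  -0.1]
[[ 0.46238014 -0.14815899  0.038     ]
 [ 0.47143017 -0.19855118  0.068     ]]
```

Request:
move_arm --steps '[[[0,-0.03,-0.03,0.003],[0.01,-0.005,-0.01,0],[0.01,0,0,0],[0,0,0,0]]]'

```text
t: 11.2
tcp_pos: [0.4696, -0.2026, 0.076]
orientation: [[0.032, -0.128, 0.991], [-0.016, 0.992, 0.129], [-0.999, -0.02, 0.029]]
wrist_force: [-0.6, -0.1, 0.4]
width: 0.651
```

```bash
python3 -c "
from h import *
rel((.469,-.1995,.069),.128)"
```

```text
t 11.2 tcp [ 0.4696 -0.2026  0.076 ] yaw_z 0.129 x [ 0.032 -0.016 -0.999] shift [ 0.023  0.011 -0.001] |d|mm 8 turn 0.0004 q7 0.15 w 0.651 F [-0.6 -0.1  0.4]
```

Request:
move_arm --steps '[[[0.025,0.01,0,0],[0,0,0,0]]]'

```text
t: 11.4
tcp_pos: [0.4695, -0.1996, 0.0681]
orientation: [[0.032, -0.128, 0.991], [-0.016, 0.992, 0.128], [-0.999, -0.02, 0.03]]
wrist_force: [-0.1, 0.4, -0.9]
width: 0.652
```

Request:
move_arm --steps '[[[0,0,0,0],[0,0,0,0],[0,0,0,0],[0,0,0,0]]]' --gripper 0.35 --force 40

```text
t: 11.8
tcp_pos: [0.4696, -0.1992, 0.0682]
orientation: [[0.031, -0.129, 0.991], [-0.016, 0.991, 0.129], [-0.999, -0.02, 0.029]]
wrist_force: [-0.2, -0.1, -0.1]
width: 0.456
```

```bash
python3 -c "
from h import *
rel((.469,-.1995,.2),.128)
snap('wrist','w15.png')"
```

```text
t 11.8 tcp [ 0.4696 -0.1992  0.0682] yaw_z 0.13 x [ 0.031 -0.016 -0.999] shift [-0.439 -0.009  0.011] |d|mm 132 turn 0.0005 q7 0.13 w 0.456 F [-0.2 -0.1 -0.1]
```

View pics/w15.png

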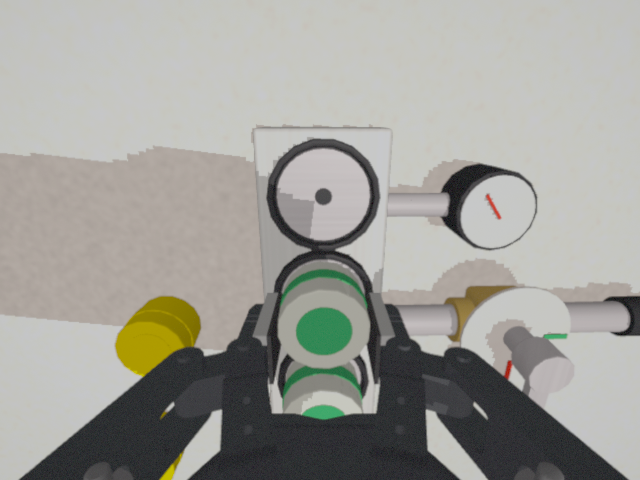

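Request:
move_arm --steps '[[[-0.1,0,0,0],[-0.16,0,0,0],[-0.12,0.1,0.01,0],[-0.05,0.155,0.02,-0.01],[0,0.16,0.03,-0.01]]]'

```text
t: 12.35
tcp_pos: [0.4656, -0.0725, 0.1994]
orientation: [[0.03, -0.183, 0.983], [-0.015, 0.983, 0.183], [-0.999, -0.02, 0.027]]
wrist_force: [1.1, 0.4, 0.1]
width: 0.451
```

```bash
python3 -c "
from h import *
rel((.4975,.3296,.18),.19)"
```

```text
t 12.35 tcp [ 0.4656 -0.0725  0.1994] yaw_z 0.184 x [ 0.03  -0.015 -0.999] shift [0.048 1.299 0.349] |d|mm 404 turn -0.0018 q7 0.08 w 0.451 F [1.1 0.4 0.1]
```

Request:
move_arm --steps '[[[0,0.158,0.042,0],[0,0.158,0.042,0],[0,0.158,0.042,0],[0,0.158,0.042,0],[0.005,0.158,0.042,0]]]'

```text
t: 12.85
tcp_pos: [0.4836, 0.1778, 0.1968]
orientation: [[0.036, -0.181, 0.983], [-0.017, 0.983, 0.182], [-0.999, -0.023, 0.032]]
wrist_force: [1.0, -0.4, 0.1]
width: 0.453
```

```bash
python3 -c "
from h import *
rel((.4975,.3296,.16),.19)"
```

```text
t 12.85 tcp [0.4836 0.1778 0.1968] yaw_z 0.183 x [ 0.036 -0.017 -0.999] shift [0.116 0.492 0.134] |d|mm 157 turn -0.0023 q7 -0.53 w 0.453 F [ 1.  -0.4  0.1]
```

Request:
move_arm --steps '[[[0.02,0.155,0.04,-0.003],[0.04,0.155,0.04,0],[0.05,0.12,0.03,0],[0,0.03,0.01,0],[0,0,0,0]]]'

```text
t: 13.35
tcp_pos: [0.4918, 0.3307, 0.1603]
orientation: [[0.036, -0.197, 0.98], [-0.014, 0.98, 0.198], [-0.999, -0.021, 0.032]]
wrist_force: [-0.4, -0.3, 0.3]
width: 0.452
```

```bash
python3 -c "
from h import *
rel((.4975,.3296,.035),.19)
snap('wrist','w16.png')"
```

```text
t 13.35 tcp [0.4918 0.3307 0.1603] yaw_z 0.199 x [ 0.036 -0.014 -0.999] shift [0.418 0.001 0.004] |d|mm 125 turn 0.003 q7 -0.83 w 0.452 F [-0.4 -0.3  0.3]
```

View pics/w16.png

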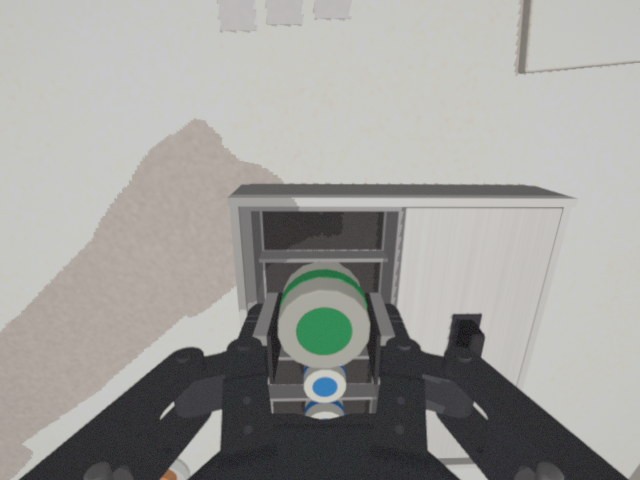

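```bash
python3 -c "
from h import *
p,im=load('wrist')
print(w2p(p,tf(.5714,.2420,.19,[[-.056,y,.022] for y in (.125,.1,.075,.05,.025,0,-.05,-.1)])).round())
c=cv2.resize(bright(im[180:440,220:420],.4),None,fx=2.2,fy=2.2,interpolation=2);cv2.imwrite('pics/w16c.png',c[:,:,::-1])"
```

```text
[[326. 203.]
 [326. 233.]
 [326. 261.]
 [325. 287.]
 [325. 312.]
 [325. 336.]
 [324. 379.]
 [324. 418.]]
```

View pics/w16c.png

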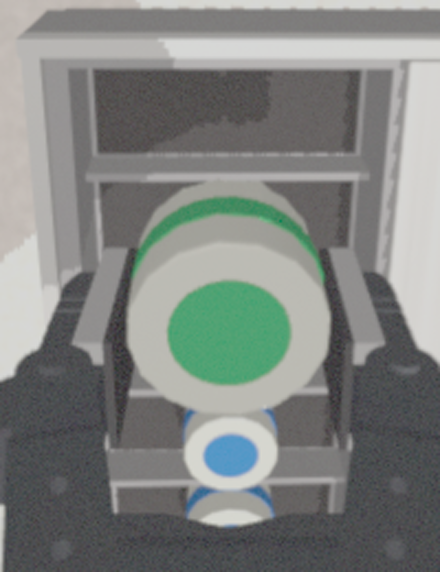

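Request:
move_arm --steps '[[[0.16,0,0.004,0.003],[0.1,0,0,0],[0,0,0,0]]]'

```text
t: 13.7
tcp_pos: [0.4985, 0.3246, 0.0828]
orientation: [[0.04, -0.182, 0.982], [-0.015, 0.983, 0.183], [-0.999, -0.022, 0.036]]
wrist_force: [-0.4, 0.3, 0.1]
width: 0.451
```

```bash
python3 -c "
from h import *
rel((.4975,.3296,.035),.19)"
```

```text
t 13.7 tcp [0.4985 0.3246 0.0828] yaw_z 0.184 x [ 0.04  -0.015 -0.999] shift [ 0.159  0.02  -0.006] |d|mm 48 turn -0.0019 q7 -0.9 w 0.451 F [-0.4  0.3  0.1]
```

Request:
move_arm --steps '[[[0.07,0.02,-0.004,-0.002],[0,0,0,0]]]'

```text
t: 13.9
tcp_pos: [0.4986, 0.3275, 0.0638]
orientation: [[0.041, -0.185, 0.982], [-0.015, 0.982, 0.186], [-0.999, -0.023, 0.037]]
wrist_force: [-0.4, -0.6, 0.3]
width: 0.453
```

```bash
python3 -c "
from h import *
rel((.4975,.3296,.035),.19)"
```

```text
t 13.9 tcp [0.4986 0.3275 0.0638] yaw_z 0.187 x [ 0.041 -0.015 -0.999] shift [ 0.096  0.01  -0.006] |d|mm 29 turn -0.0009 q7 -0.92 w 0.453 F [-0.4 -0.6  0.3]
```

Request:
move_arm --steps '[[[0.09,0.01,-0.004,0],[0,0,0,0]]]'

```text
t: 14.1
tcp_pos: [0.5003, 0.3287, 0.0408]
orientation: [[0.045, -0.182, 0.982], [-0.014, 0.983, 0.183], [-0.999, -0.022, 0.041]]
wrist_force: [-0.4, -0.3, -0.5]
width: 0.451
```

```bash
python3 -c "
from h import *
rel((.4975,.3296,.035),.19)
snap('wrist','w17.png')"
```

```text
t 14.1 tcp [0.5003 0.3287 0.0408] yaw_z 0.184 x [ 0.045 -0.014 -0.999] shift [ 0.019  0.005 -0.01 ] |d|mm 6 turn -0.0018 q7 -0.95 w 0.451 F [-0.4 -0.3 -0.5]
```

View pics/w17.png

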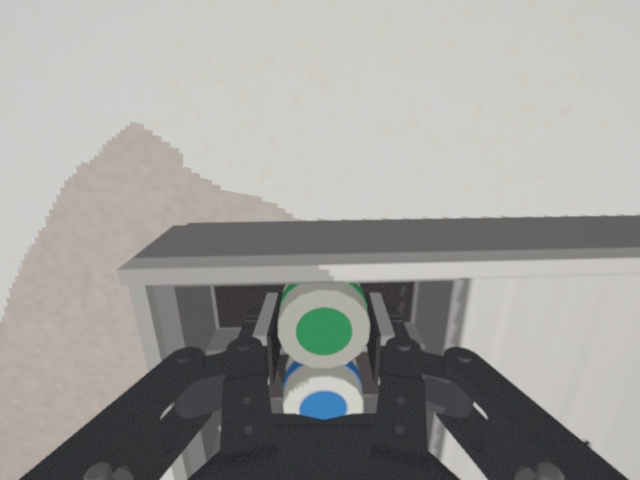

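Request:
move_arm --steps '[[[0.018,0,-0.008,0],[0,0,0,0]]]'

```text
t: 14.35
tcp_pos: [0.501, 0.3291, 0.0411]
orientation: [[0.051, -0.181, 0.982], [-0.011, 0.983, 0.182], [-0.999, -0.02, 0.048]]
wrist_force: [0.0, 0.9, -0.6]
width: 0.456
```

```bash
python3 -c "
from h import *
rel((.4975,.3296,.035),.19)"
```

```text
t 14.35 tcp [0.501  0.3291 0.0411] yaw_z 0.183 x [ 0.051 -0.011 -0.999] shift [ 0.02   0.004 -0.012] |d|mm 7 turn -0.0023 q7 -0.95 w 0.456 F [ 0.   0.9 -0.6]
```

```bash
python3 -c "
from h import *
snap('wrist','w18.png',(130,200,490,470),2.2,.4)
snap('scene','s18.png',(300,200,520,365),3.6)"
```

```text
(no output)
```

View pics/w18.png

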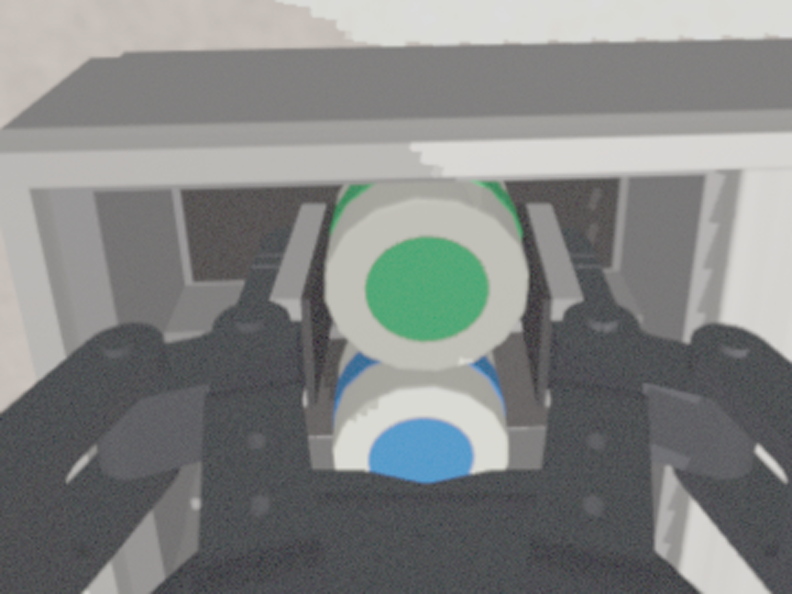

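View pics/s18.png

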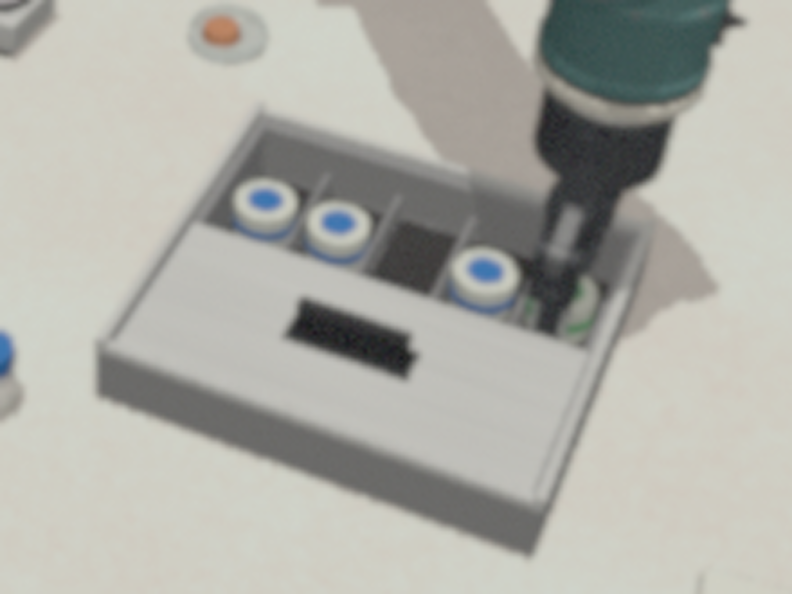

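Request:
move_arm --steps '[[[0.025,0,-0.008,0]]]'

```text
t: 14.55
tcp_pos: [0.5001, 0.3294, 0.0348]
orientation: [[0.053, -0.181, 0.982], [-0.009, 0.983, 0.181], [-0.999, -0.019, 0.051]]
wrist_force: [-0.2, 0.6, -0.7]
width: 0.45
```

```bash
python3 -c "
from h import *
rel((.4975,.3296,.035),.19);o=arm.observe();print(o['joint_efforts'].round(1),o['torque'].round(2),o['qpos'].round(3))"
```

```text
t 14.55 tcp [0.5001 0.3294 0.0348] yaw_z 0.183 x [ 0.053 -0.009 -0.999] shift [-0.001  0.002 -0.008] |d|mm 3 turn -0.0024 q7 -0.96 w 0.45 F [-0.2  0.6 -0.7]
[  1.2 -94.  -16.4 -29.3  -0.4   0.9   0.6] [-0.01  0.06 -0.03] [-0.219  0.718 -0.575  1.828  0.624  0.743 -0.963]
```

Request:
move_arm --steps '[[[0,0,0,0],[0,0,0,0]]]' --gripper 0.65

```text
t: 14.75
tcp_pos: [0.4996, 0.3292, 0.0342]
orientation: [[0.053, -0.181, 0.982], [-0.01, 0.983, 0.182], [-0.999, -0.019, 0.05]]
wrist_force: [0.2, -0.0, 0.6]
width: 0.648
```

Request:
move_arm --steps '[[[-0.14,0,0,0],[-0.16,0,0,0],[-0.1,-0.05,0,0],[0,0,0,0]]]'

```text
t: 15.15
tcp_pos: [0.4944, 0.3154, 0.1569]
orientation: [[0.048, -0.183, 0.982], [-0.012, 0.983, 0.184], [-0.999, -0.02, 0.045]]
wrist_force: [-0.0, -0.1, -0.3]
width: 0.648
```

```bash
python3 -c "
from h import *
rel((.4757,-.2512,.16),.128)
snap('wrist','w19.png')"
```

```text
t 15.15 tcp [0.4944 0.3154 0.1569] yaw_z 0.185 x [ 0.048 -0.012 -0.999] shift [ 0.008 -1.845 -0.408] |d|mm 567 turn 0.0181 q7 -0.83 w 0.648 F [-0.  -0.1 -0.3]
```

View pics/w19.png

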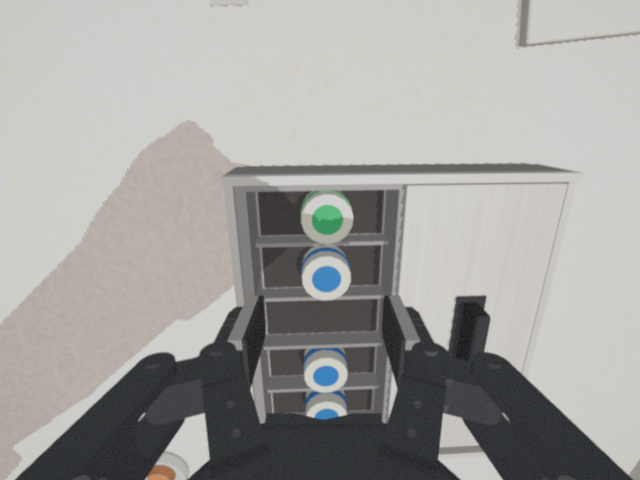

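Request:
move_arm --steps '[[[-0.03,-0.155,-0.036,0.009],[-0.02,-0.155,-0.036,0.009],[0,-0.16,-0.035,0],[0,-0.16,-0.035,0],[0,-0.16,-0.035,0]]]'

```text
t: 15.7
tcp_pos: [0.4716, 0.0748, 0.1684]
orientation: [[0.042, -0.137, 0.99], [-0.007, 0.99, 0.138], [-0.999, -0.013, 0.041]]
wrist_force: [1.2, -0.4, -0.2]
width: 0.654
```

Request:
move_arm --steps '[[[0,-0.16,-0.035,0],[0,-0.16,-0.035,0],[0,-0.16,-0.03,0],[0,-0.16,-0.03,0],[0,-0.15,-0.03,0]]]'

```text
t: 16.2
tcp_pos: [0.4526, -0.1724, 0.166]
orientation: [[0.037, -0.139, 0.99], [-0.006, 0.99, 0.139], [-0.999, -0.011, 0.036]]
wrist_force: [0.8, 0.7, -0.2]
width: 0.652
```

```bash
python3 -c "
from h import *
rel((.4757,-.2512,.13),.128)"
```

```text
t 16.2 tcp [ 0.4526 -0.1724  0.166 ] yaw_z 0.14 x [ 0.037 -0.006 -0.999] shift [ 0.124 -0.269  0.035] |d|mm 90 turn 0.0038 q7 0.21 w 0.652 F [ 0.8  0.7 -0.2]
```

Request:
move_arm --steps '[[[0.02,-0.13,0.015,0.004],[0.06,-0.1,0.015,0],[0,0,0,0]]]'

```text
t: 16.5
tcp_pos: [0.4692, -0.2487, 0.1394]
orientation: [[0.034, -0.118, 0.992], [-0.006, 0.993, 0.118], [-0.999, -0.01, 0.033]]
wrist_force: [-0.7, 1.0, 0.5]
width: 0.646
```

```bash
python3 -c "
from h import *
rel((.4757,-.2512,.068),.128)"
```

```text
t 16.5 tcp [ 0.4692 -0.2487  0.1394] yaw_z 0.119 x [ 0.034 -0.006 -0.999] shift [ 0.239 -0.009  0.013] |d|mm 72 turn -0.003 q7 0.28 w 0.646 F [-0.7  1.   0.5]
```

Request:
move_arm --steps '[[[0.16,-0.005,0.01,-0.003],[0.02,0,0,0],[0,0,0,0]]]'

```text
t: 16.8
tcp_pos: [0.4742, -0.249, 0.0839]
orientation: [[0.032, -0.127, 0.991], [-0.003, 0.992, 0.127], [-0.999, -0.007, 0.031]]
wrist_force: [0.3, -0.0, 0.4]
width: 0.645
```

```bash
python3 -c "
from h import *
rel((.4757,-.2512,.068),.128)"
```

```text
t 16.8 tcp [ 0.4742 -0.249   0.0839] yaw_z 0.128 x [ 0.032 -0.003 -0.999] shift [ 0.053 -0.007  0.003] |d|mm 16 turn -0.0 q7 0.23 w 0.645 F [ 0.3 -0.   0.4]
```

Request:
move_arm --steps '[[[0.055,-0.007,0.003,0],[0,0,0,0]]]'

```text
t: 17.0
tcp_pos: [0.4766, -0.2499, 0.0694]
orientation: [[0.033, -0.129, 0.991], [-0.004, 0.992, 0.129], [-0.999, -0.008, 0.032]]
wrist_force: [0.3, -0.0, 0.7]
width: 0.652
```

```bash
python3 -c "
from h import *
rel((.4757,-.2512,.068),.128)"
```

```text
t 17.0 tcp [ 0.4766 -0.2499  0.0694] yaw_z 0.129 x [ 0.033 -0.004 -0.999] shift [ 0.004 -0.004 -0.004] |d|mm 2 turn 0.0005 q7 0.22 w 0.652 F [ 0.3 -0.   0.7]
```

Request:
move_arm --steps '[[[0,0,0,0],[0,0,0,0],[0,0,0,0]]]' --gripper 0.3 --force 50

```text
t: 17.3
tcp_pos: [0.478, -0.2495, 0.0735]
orientation: [[0.036, -0.13, 0.991], [-0.006, 0.991, 0.13], [-0.999, -0.011, 0.035]]
wrist_force: [-1.2, 0.0, -0.4]
width: 0.447
```

Request:
move_arm --steps '[[[-0.14,0,0,0],[-0.16,0,0,0],[-0.12,0.1,0.01,0],[0,0.155,0.03,-0.01],[0,0.16,0.03,-0.01]]]'

```text
t: 17.8
tcp_pos: [0.4762, -0.1242, 0.2062]
orientation: [[0.039, -0.184, 0.982], [-0.008, 0.983, 0.184], [-0.999, -0.015, 0.036]]
wrist_force: [1.2, 0.3, -0.9]
width: 0.446
```

Request:
move_arm --steps '[[[0,0.158,0.042,0],[0,0.158,0.042,0],[0,0.158,0.042,0],[0,0.158,0.042,0],[0,0.158,0.042,0]]]'

```text
t: 18.3
tcp_pos: [0.4934, 0.1261, 0.2092]
orientation: [[0.046, -0.182, 0.982], [-0.012, 0.983, 0.183], [-0.999, -0.021, 0.043]]
wrist_force: [1.8, -1.3, -0.1]
width: 0.447
```

```bash
python3 -c "
from h import *
rel((.5164,.2314,.15),.19)"
```

```text
t 18.3 tcp [0.4934 0.1261 0.2092] yaw_z 0.184 x [ 0.046 -0.012 -0.999] shift [0.196 0.335 0.131] |d|mm 123 turn -0.0019 q7 -0.42 w 0.447 F [ 1.8 -1.3 -0.1]
```

Request:
move_arm --steps '[[[0.03,0.14,0.055,-0.002],[0.08,0.14,0.055,0],[0.05,0.03,0.01,0],[0,0,0,0]]]'

```text
t: 18.7
tcp_pos: [0.5125, 0.2329, 0.1637]
orientation: [[0.051, -0.196, 0.979], [-0.01, 0.98, 0.197], [-0.999, -0.019, 0.048]]
wrist_force: [-0.4, -0.9, 0.2]
width: 0.447
```

```bash
python3 -c "
from h import *
rel((.5164,.2314,.038),.19)
snap('wrist','w20.png')"
```

```text
t 18.7 tcp [0.5125 0.2329 0.1637] yaw_z 0.198 x [ 0.051 -0.01  -0.999] shift [ 0.419  0.001 -0.008] |d|mm 126 turn 0.0026 q7 -0.68 w 0.447 F [-0.4 -0.9  0.2]
```

View pics/w20.png

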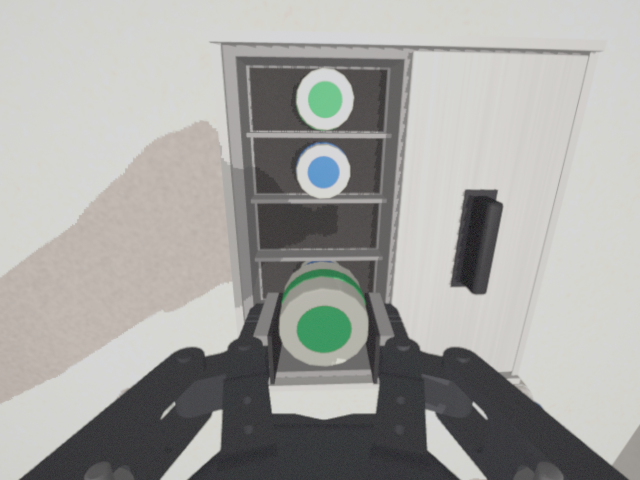

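Request:
move_arm --steps '[[[0.16,0.006,-0.006,0.003],[0.1,0,0,0],[0,0,0,0]]]'

```text
t: 19.05
tcp_pos: [0.5172, 0.2304, 0.0891]
orientation: [[0.058, -0.182, 0.982], [-0.009, 0.983, 0.183], [-0.998, -0.02, 0.055]]
wrist_force: [0.1, -0.4, 0.3]
width: 0.448
```

```bash
python3 -c "
from h import *
rel((.5164,.2314,.038),.19)"
```

```text
t 19.05 tcp [0.5172 0.2304 0.0891] yaw_z 0.184 x [ 0.058 -0.009 -0.998] shift [ 0.17   0.007 -0.011] |d|mm 51 turn -0.0018 q7 -0.77 w 0.448 F [ 0.1 -0.4  0.3]
```

Request:
move_arm --steps '[[[0.12,0.008,-0.011,-0.002],[0,0,0,0]]]'

```text
t: 19.25
tcp_pos: [0.5174, 0.2301, 0.0561]
orientation: [[0.061, -0.185, 0.981], [-0.01, 0.982, 0.186], [-0.998, -0.021, 0.058]]
wrist_force: [-0.2, -0.3, -0.8]
width: 0.444
```

```bash
python3 -c "
from h import *
rel((.5164,.2314,.038),.19)
snap('wrist','w21.png',(130,150,530,450),2)"
```

```text
t 19.25 tcp [0.5174 0.2301 0.0561] yaw_z 0.188 x [ 0.061 -0.01  -0.998] shift [ 0.06   0.006 -0.006] |d|mm 18 turn -0.0008 q7 -0.81 w 0.444 F [-0.2 -0.3 -0.8]
```

View pics/w21.png

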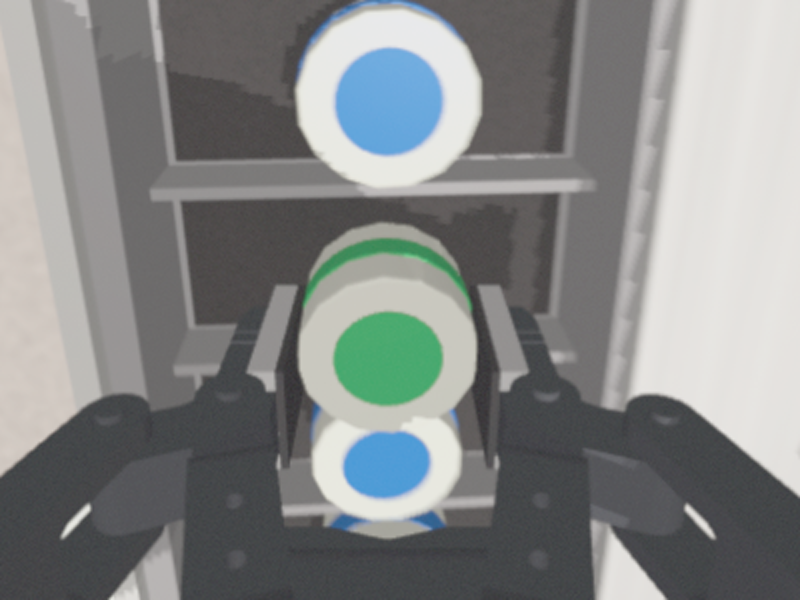

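Request:
move_arm --steps '[[[0.06,0.006,-0.006,0]]]'

```text
t: 19.4
tcp_pos: [0.5206, 0.2329, 0.0448]
orientation: [[0.07, -0.184, 0.981], [-0.006, 0.983, 0.184], [-0.998, -0.019, 0.067]]
wrist_force: [0.1, 1.0, 0.1]
width: 0.447
```

Request:
move_arm --steps '[[[0.01,0,0,0]]]'

```text
t: 19.5
tcp_pos: [0.521, 0.2324, 0.0423]
orientation: [[0.07, -0.183, 0.981], [-0.006, 0.983, 0.184], [-0.998, -0.019, 0.068]]
wrist_force: [-0.8, -0.1, -0.4]
width: 0.445
```

```bash
python3 -c "
from h import *
rel((.5164,.2314,.038),.19)"
```

```text
t 19.5 tcp [0.521  0.2324 0.0423] yaw_z 0.185 x [ 0.07  -0.006 -0.998] shift [ 0.013 -0.    -0.017] |d|mm 6 turn -0.0015 q7 -0.83 w 0.445 F [-0.8 -0.1 -0.4]
```

Request:
move_arm --steps '[[[0.025,0,-0.012,0]]]'

```text
t: 19.6
tcp_pos: [0.5198, 0.2323, 0.0367]
orientation: [[0.074, -0.182, 0.98], [-0.005, 0.983, 0.183], [-0.997, -0.018, 0.072]]
wrist_force: [-0.8, -3.1, 74.9]
width: 0.449
```

```bash
python3 -c "
from h import *
rel((.5164,.2314,.038),.19)"
```

```text
t 19.6 tcp [0.5198 0.2323 0.0367] yaw_z 0.185 x [ 0.074 -0.005 -0.997] shift [-0.005 -0.001 -0.011] |d|mm 4 turn -0.0017 q7 -0.85 w 0.449 F [-0.8 -3.1 74.9]
```

Request:
move_arm --steps '[[[-0.01,0,0,0],[0,0,0,0]]]' --gripper 0.65

```text
t: 19.8
tcp_pos: [0.52, 0.2324, 0.0411]
orientation: [[0.076, -0.182, 0.98], [-0.005, 0.983, 0.183], [-0.997, -0.018, 0.074]]
wrist_force: [0.0, 0.2, 0.7]
width: 0.653
```

Request:
move_arm --steps '[[[-0.1,0,0,0],[-0.16,0,0,0],[-0.14,-0.05,0,0],[0,0,0,0]]]'

```text
t: 20.2
tcp_pos: [0.5126, 0.2183, 0.1659]
orientation: [[0.074, -0.184, 0.98], [-0.005, 0.983, 0.185], [-0.997, -0.019, 0.072]]
wrist_force: [-0.1, 0.9, -0.8]
width: 0.651
```

```bash
python3 -c "
from h import *
rel((.5259,.1823,.036),.19)
snap('wrist','w22.png')"
```

```text
t 20.2 tcp [0.5126 0.2183 0.1659] yaw_z 0.186 x [ 0.074 -0.005 -0.997] shift [ 0.436 -0.118 -0.01 ] |d|mm 135 turn -0.0012 q7 -0.67 w 0.651 F [-0.1  0.9 -0.8]
```

View pics/w22.png

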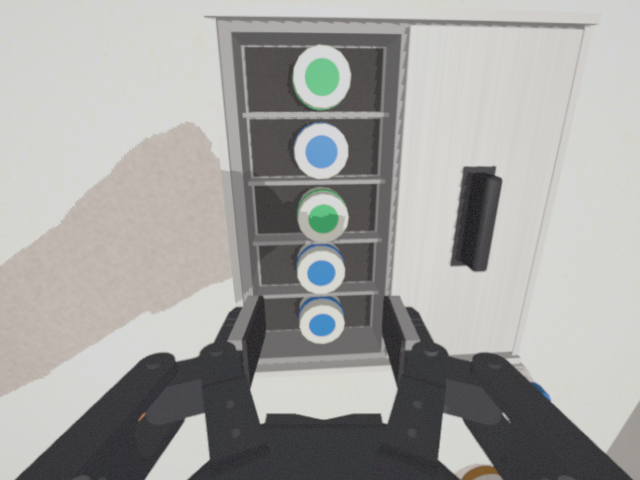

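Request:
move_arm --steps '[[[-0.16,0,-0.05,0],[-0.16,0,-0.05,0],[-0.16,0,-0.05,0],[0,0,0,0]]]'

```text
t: 20.65
tcp_pos: [0.4554, 0.211, 0.3022]
orientation: [[0.064, -0.185, 0.981], [-0.006, 0.983, 0.185], [-0.998, -0.018, 0.062]]
wrist_force: [1.0, 0.7, -0.5]
width: 0.649
```

Request:
move_arm --steps '[[[0,0,-0.12,0],[0,0,-0.12,0],[0,0,0,0]]]'

```text
t: 20.95
tcp_pos: [0.3824, 0.197, 0.2959]
orientation: [[0.063, -0.184, 0.981], [-0.006, 0.983, 0.184], [-0.998, -0.017, 0.061]]
wrist_force: [1.1, 0.1, 1.0]
width: 0.647
```

Request:
move_arm --steps '[[[0,0,0.03,0],[0,0,0.03,0],[0,0,0.03,0],[0,0,0.03,0],[0,0,0.03,0]]]'

```text
t: 21.45
tcp_pos: [0.4316, 0.2057, 0.2973]
orientation: [[0.061, -0.182, 0.981], [-0.006, 0.983, 0.183], [-0.998, -0.017, 0.059]]
wrist_force: [1.2, -0.0, 0.5]
width: 0.647
```

Request:
move_arm --steps '[[[0.04,0,0,0],[0.04,0,0,0],[0.04,0,0,0],[0.04,0,0,0],[0.04,0,0,0]]]'

```text
t: 21.95
tcp_pos: [0.4363, 0.2059, 0.2319]
orientation: [[0.059, -0.182, 0.981], [-0.004, 0.983, 0.183], [-0.998, -0.015, 0.057]]
wrist_force: [-0.2, -0.6, 1.2]
width: 0.652
```

Request:
move_arm --steps '[[[-0.16,0,0,0],[-0.16,0,0,0],[0,0,0,0]]]'

```text
t: 22.25
tcp_pos: [0.4293, 0.2056, 0.3254]
orientation: [[0.051, -0.183, 0.982], [-0.005, 0.983, 0.184], [-0.999, -0.014, 0.049]]
wrist_force: [0.4, 1.2, -0.9]
width: 0.648
```

Request:
move_arm --steps '[[[0.06,0,0,0],[0.06,0,0,0],[0.06,0,0,0],[0.06,0,0,0],[0.06,0,0,0]]]'

```text
t: 22.75
tcp_pos: [0.4352, 0.2048, 0.2323]
orientation: [[0.058, -0.182, 0.982], [-0.006, 0.983, 0.183], [-0.998, -0.016, 0.056]]
wrist_force: [1.3, 0.9, 0.4]
width: 0.65
```

Request:
move_arm --steps '[[[-0.16,0,0,0],[-0.16,0,0,0],[0,0,0,0]]]'

```text
t: 23.05
tcp_pos: [0.4281, 0.2043, 0.3242]
orientation: [[0.047, -0.183, 0.982], [-0.006, 0.983, 0.183], [-0.999, -0.015, 0.045]]
wrist_force: [0.4, -0.0, -0.5]
width: 0.65
```

Request:
move_arm --steps '[[[0.06,0,0,0],[0.06,0,0,0],[0.06,0,0,0],[0.06,0,0,0],[0.06,0,0,0]]]'

```text
t: 23.55
tcp_pos: [0.4335, 0.2032, 0.2303]
orientation: [[0.054, -0.181, 0.982], [-0.008, 0.983, 0.182], [-0.999, -0.017, 0.051]]
wrist_force: [0.9, 1.0, 0.1]
width: 0.65
```

Request:
move_arm --steps '[[[-0.16,0,0,0],[-0.16,0,0,0],[0,0,0,0]]]'

```text
t: 23.85
tcp_pos: [0.4268, 0.2028, 0.3219]
orientation: [[0.042, -0.182, 0.982], [-0.008, 0.983, 0.183], [-0.999, -0.016, 0.04]]
wrist_force: [0.5, 0.0, -0.7]
width: 0.647
```

Request:
move_arm --steps '[[[0.035,0,0,0],[0.035,0,0,0],[0.035,0,0,0],[0.035,0,0,0],[0.035,0,0,0]]]'

```text
t: 24.35
tcp_pos: [0.4282, 0.2013, 0.2618]
orientation: [[0.04, -0.182, 0.983], [-0.01, 0.983, 0.182], [-0.999, -0.017, 0.038]]
wrist_force: [0.5, 0.3, -0.5]
width: 0.648
```

Request:
move_arm --steps '[[[0.035,0,0,0],[0.035,0,0,0],[0.035,0,0,0],[0.035,0,0,0],[0.035,0,0,0]]]'

```text
t: 24.85
tcp_pos: [0.4299, 0.2008, 0.2034]
orientation: [[0.038, -0.182, 0.983], [-0.01, 0.983, 0.183], [-0.999, -0.016, 0.036]]
wrist_force: [0.8, 0.3, 0.0]
width: 0.65
```

Request:
move_arm --steps '[[[-0.16,0,0,0],[-0.16,0,0,0],[-0.16,0,0,0],[0,0,0,0]]]'

```text
t: 25.25
tcp_pos: [0.4239, 0.2019, 0.3476]
orientation: [[0.031, -0.183, 0.983], [-0.009, 0.983, 0.184], [-0.999, -0.014, 0.029]]
wrist_force: [0.1, 0.7, -1.1]
width: 0.649
```

Request:
move_arm --steps '[[[0.035,0,0,0],[0.035,0,0,0],[0.035,0,0,0],[0.035,0,0,0],[0.035,0,0,0]]]'

```text
t: 25.75
tcp_pos: [0.4253, 0.2006, 0.2881]
orientation: [[0.029, -0.183, 0.983], [-0.01, 0.983, 0.183], [-1.0, -0.015, 0.027]]
wrist_force: [0.6, 0.5, 0.5]
width: 0.651
```

Request:
move_arm --steps '[[[0.035,0,0,0],[0.035,0,0,0],[0.035,0,0,0],[0.035,0,0,0],[0.035,0,0,0]]]'

```text
t: 26.25
tcp_pos: [0.4262, 0.2, 0.2295]
orientation: [[0.027, -0.183, 0.983], [-0.01, 0.983, 0.184], [-1.0, -0.014, 0.024]]
wrist_force: [0.1, -0.1, -0.7]
width: 0.65
```

Request:
move_arm --steps '[[[-0.16,0,0,0],[-0.16,0,0,0],[-0.16,0,0,0],[0,0,0,0]]]'

```text
t: 26.65
tcp_pos: [0.422, 0.201, 0.3741]
orientation: [[0.02, -0.184, 0.983], [-0.009, 0.983, 0.184], [-1.0, -0.013, 0.018]]
wrist_force: [-0.0, -0.0, -1.3]
width: 0.65
```

```bash
python3 -c "
from h import *
rel((.5255,.184,.15),.19)"
```

```text
t 26.65 tcp [0.422  0.201  0.3741] yaw_z 0.185 x [ 0.02  -0.009 -1.   ] shift [ 0.754 -0.11   0.315] |d|mm 247 turn -0.0015 q7 -0.39 w 0.65 F [-0.  -0.  -1.3]
```

Request:
move_arm --steps '[[[0.06,-0.02,0.065,-0.002],[0.06,-0.02,0.065,0],[0.06,-0.02,0.065,0],[0.06,-0.02,0.065,0],[0.06,-0.02,0.065,0]]]'

```text
t: 27.15
tcp_pos: [0.53, 0.1895, 0.2849]
orientation: [[0.03, -0.189, 0.981], [-0.012, 0.982, 0.19], [-0.999, -0.017, 0.027]]
wrist_force: [0.8, -0.3, 0.7]
width: 0.651
```

Request:
move_arm --steps '[[[0.06,0,0,0],[0.06,0,0,0],[0.06,0,0,0],[0.06,0,0,0],[0.06,0,0,0]]]'

```text
t: 27.65
tcp_pos: [0.5347, 0.1879, 0.1857]
orientation: [[0.027, -0.188, 0.982], [-0.011, 0.982, 0.188], [-1.0, -0.016, 0.025]]
wrist_force: [0.4, -0.0, 0.4]
width: 0.649
```

```bash
python3 -c "
from h import *
rel((.5255,.184,.036),.19)
snap('wrist','w23.png')"
```

```text
t 27.65 tcp [0.5347 0.1879 0.1857] yaw_z 0.189 x [ 0.027 -0.011 -1.   ] shift [ 0.498  0.001 -0.045] |d|mm 150 turn -0.0003 q7 -0.59 w 0.649 F [ 0.4 -0.   0.4]
```

View pics/w23.png

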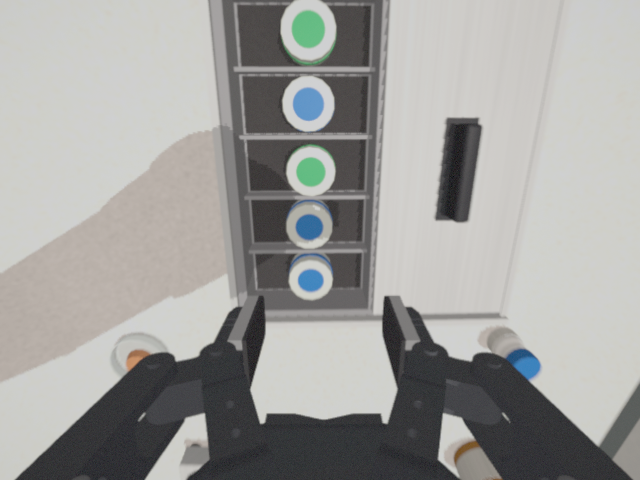

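```bash
python3 -c "
from h import *
p,im=load('wrist')
w=p2w(p,[(308,29),(308,104),(310.5,171),(309.5,227),(311,279)],.034);print(w.round(4))
O=np.array([.5714,.2420]);c,s=np.cos(.19),np.sin(.19);R=np.array([[c,s],[-s,c]])
print(((w[:,:2]-O)@R.T+[.056,0]).round(4))"
```

```text
[[0.4994 0.3296 0.034 ]
 [0.5079 0.2809 0.034 ]
 [0.5185 0.2319 0.034 ]
 [0.5259 0.1853 0.034 ]
 [0.5357 0.1372 0.034 ]]
[[ 0.0018  0.0996]
 [ 0.001   0.0502]
 [ 0.0022  0.    ]
 [ 0.0006 -0.0471]
 [ 0.0012 -0.0962]]
```

Request:
move_arm --steps '[[[0.07,0.002,-0.015,0],[0.07,0,-0.01,0],[0.07,0,-0.008,0],[0.06,0,-0.005,0],[0.06,0,-0.005,0]]]'

```text
t: 28.2
tcp_pos: [0.5236, 0.1851, 0.0801]
orientation: [[0.026, -0.188, 0.982], [-0.011, 0.982, 0.188], [-1.0, -0.016, 0.023]]
wrist_force: [0.8, 0.7, 0.4]
width: 0.65
```

```bash
python3 -c "
from h import *
rel((.526,.185,.036),.19)"
```

```text
t 28.2 tcp [0.5236 0.1851 0.0801] yaw_z 0.189 x [ 0.026 -0.011 -1.   ] shift [0.147 0.001 0.005] |d|mm 44 turn -0.0002 q7 -0.71 w 0.65 F [0.8 0.7 0.4]
```

Request:
move_arm --steps '[[[0.04,0.002,0.005,0],[0.035,0.002,0.001,0],[0.035,0,0,0],[0.02,0,0,0]]]'

```text
t: 28.6
tcp_pos: [0.5261, 0.1865, 0.0378]
orientation: [[0.025, -0.188, 0.982], [-0.011, 0.982, 0.188], [-1.0, -0.015, 0.022]]
wrist_force: [-0.6, 0.6, -0.1]
width: 0.65
```

```bash
python3 -c "
from h import *
rel((.526,.185,.036),.19)
snap('wrist','w24.png',(130,200,530,480),2)"
```

```text
t 28.6 tcp [0.5261 0.1865 0.0378] yaw_z 0.19 x [ 0.025 -0.011 -1.   ] shift [ 0.006 -0.005 -0.001] |d|mm 2 turn -0.0001 q7 -0.76 w 0.65 F [-0.6  0.6 -0.1]
```

View pics/w24.png

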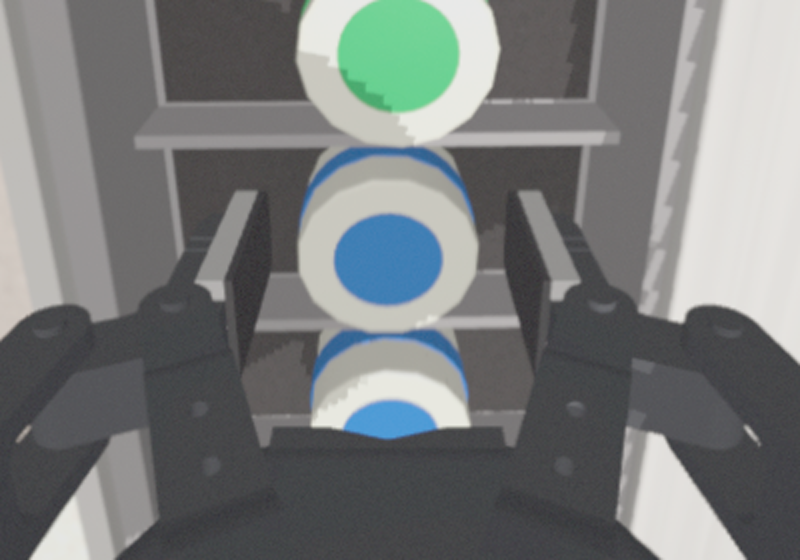

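Request:
move_arm --steps '[[[0.01,-0.004,0,0],[0,0,0,0],[0,0,0,0]]]' --gripper 0.3

```text
t: 28.95
tcp_pos: [0.5268, 0.1855, 0.0349]
orientation: [[0.026, -0.188, 0.982], [-0.011, 0.982, 0.189], [-1.0, -0.015, 0.023]]
wrist_force: [-0.6, -0.2, -0.9]
width: 0.452
```

```bash
python3 -c "
from h import *
rel((.526,.185,.2),.19)
snap('wrist','w25.png',(130,200,530,480),2)"
```

```text
t 28.95 tcp [0.5268 0.1855 0.0349] yaw_z 0.19 x [ 0.026 -0.011 -1.   ] shift [-0.55 -0.01  0.01] |d|mm 165 turn -0.0001 q7 -0.76 w 0.452 F [-0.6 -0.2 -0.9]
```

View pics/w25.png

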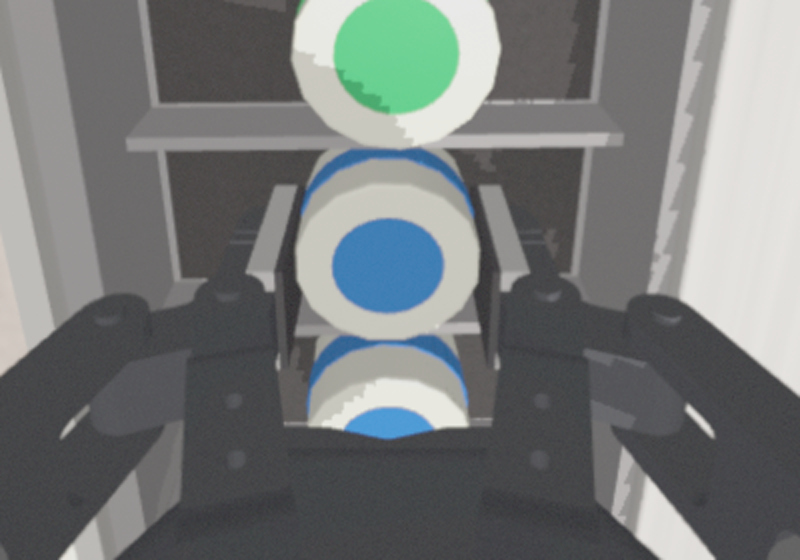

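```bash
cat >> h.py <<'E'
def held(uv,dz=-.001):
    p,_=load('wrist');o=arm.observe()
    w=p2w(p,[uv],o['tcp_pos'][2]+dz)[0]; print('held offset tool',(o['orientation'].T@(w-o['tcp_pos'])).round(4))
E
python3 -c "
from h import *
held((324,332.5))"
```

```text
held offset tool [ 0.001  -0.0009 -0.0009]
```

Request:
move_arm --steps '[[[-0.1,0,0,0],[-0.16,0,0,0],[-0.16,0,0,0],[-0.16,-0.08,0,0.005],[0,-0.155,-0.04,0.01]]]'

```text
t: 29.5
tcp_pos: [0.5219, 0.1221, 0.2118]
orientation: [[0.025, -0.15, 0.988], [-0.009, 0.989, 0.15], [-1.0, -0.012, 0.023]]
wrist_force: [1.7, 0.0, -0.9]
width: 0.45
```

```bash
python3 -c "
from h import *
rel((.4757,-.2512,.2),.128)"
```

```text
t 29.5 tcp [0.5219 0.1221 0.2118] yaw_z 0.151 x [ 0.025 -0.009 -1.   ] shift [ 0.046 -1.207 -0.34 ] |d|mm 376 turn 0.0073 q7 -0.47 w 0.45 F [ 1.7  0.  -0.9]
```

Request:
move_arm --steps '[[[0,-0.155,-0.043,0.007],[0,-0.155,-0.043,0],[0,-0.155,-0.043,0],[0,-0.155,-0.043,0],[0,-0.155,-0.043,0]]]'

```text
t: 30.0
tcp_pos: [0.4873, -0.1248, 0.2168]
orientation: [[0.032, -0.128, 0.991], [-0.012, 0.992, 0.129], [-0.999, -0.016, 0.03]]
wrist_force: [2.2, 0.0, -0.3]
width: 0.45
```

```bash
python3 -c "
from h import *
rel((.4757,-.2512,.14),.128)"
```

```text
t 30.0 tcp [ 0.4873 -0.1248  0.2168] yaw_z 0.129 x [ 0.032 -0.012 -0.999] shift [ 0.259 -0.409 -0.1  ] |d|mm 148 turn 0.0004 q7 0.06 w 0.45 F [ 2.2  0.  -0.3]
```

Request:
move_arm --steps '[[[0.04,-0.12,-0.025,0],[0.06,-0.1,-0.025,0],[0.06,-0.1,-0.02,0],[0.06,-0.03,0,0],[0,0,0,0]]]'

```text
t: 30.5
tcp_pos: [0.4787, -0.2456, 0.1516]
orientation: [[0.034, -0.117, 0.993], [-0.017, 0.993, 0.117], [-0.999, -0.021, 0.032]]
wrist_force: [-1.3, 0.5, 0.1]
width: 0.449
```

```bash
python3 -c "
from h import *
rel((.4757,-.2512,.069),.128)
snap('wrist','w26.png')"
```

```text
t 30.5 tcp [ 0.4787 -0.2456  0.1516] yaw_z 0.118 x [ 0.034 -0.017 -0.999] shift [ 0.275 -0.011 -0.021] |d|mm 83 turn -0.0033 q7 0.19 w 0.449 F [-1.3  0.5  0.1]
```

View pics/w26.png

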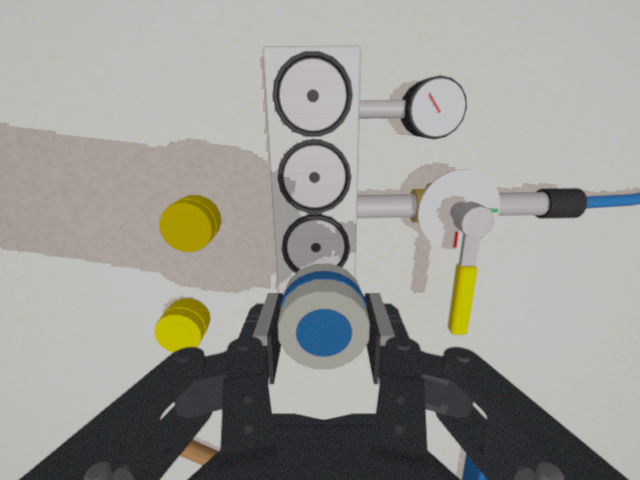

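```bash
python3 -c "
from h import *
p,im=load('wrist')
print(p2w(p,[(313,96),(314.5,177),(316,247)],.038).round(4))"
```

```text
[[ 0.463  -0.148   0.038 ]
 [ 0.4696 -0.1996  0.038 ]
 [ 0.4763 -0.2513  0.038 ]]
```

Request:
move_arm --steps '[[[0.05,-0.006,-0.01,-0.003],[0.05,-0.003,-0.005,0],[0.05,0,-0.003,0],[0.04,0,0,0]]]'

```text
t: 30.95
tcp_pos: [0.478, -0.2476, 0.0958]
orientation: [[0.039, -0.131, 0.991], [-0.02, 0.991, 0.131], [-0.999, -0.025, 0.036]]
wrist_force: [0.1, -0.0, -0.1]
width: 0.451
```

```bash
python3 -c "
from h import *
rel((.4757,-.2512,.069),.128)"
```

```text
t 30.95 tcp [ 0.478  -0.2476  0.0958] yaw_z 0.132 x [ 0.039 -0.02  -0.999] shift [ 0.089 -0.009 -0.012] |d|mm 27 turn 0.0012 q7 0.14 w 0.451 F [ 0.1 -0.  -0.1]
```

Request:
move_arm --steps '[[[0.03,-0.005,-0.01,0],[0.02,-0.002,-0.002,0]]]'

```text
t: 31.15
tcp_pos: [0.4749, -0.2496, 0.0784]
orientation: [[0.038, -0.132, 0.991], [-0.019, 0.991, 0.133], [-0.999, -0.024, 0.035]]
wrist_force: [0.6, 0.6, -0.5]
width: 0.452
```

```bash
python3 -c "
from h import *
rel((.4757,-.2500,.069),.128)"
```

```text
t 31.15 tcp [ 0.4749 -0.2496  0.0784] yaw_z 0.133 x [ 0.038 -0.019 -0.999] shift [ 0.031 -0.001  0.001] |d|mm 9 turn 0.0016 q7 0.12 w 0.452 F [ 0.6  0.6 -0.5]
```

Request:
move_arm --steps '[[[0.022,-0.001,0.001,0]]]'

```text
t: 31.25
tcp_pos: [0.4755, -0.25, 0.0712]
orientation: [[0.038, -0.132, 0.991], [-0.019, 0.991, 0.133], [-0.999, -0.024, 0.035]]
wrist_force: [-0.1, 0.0, -0.2]
width: 0.449
```

```bash
python3 -c "
from h import *
rel((.4757,-.2500,.069),.128)
snap('wrist','w27.png',(180,130,480,430),2)"
```

```text
t 31.25 tcp [ 0.4755 -0.25    0.0712] yaw_z 0.133 x [ 0.038 -0.019 -0.999] shift [0.007 0.    0.   ] |d|mm 2 turn 0.0017 q7 0.12 w 0.449 F [-0.1  0.  -0.2]
```

View pics/w27.png

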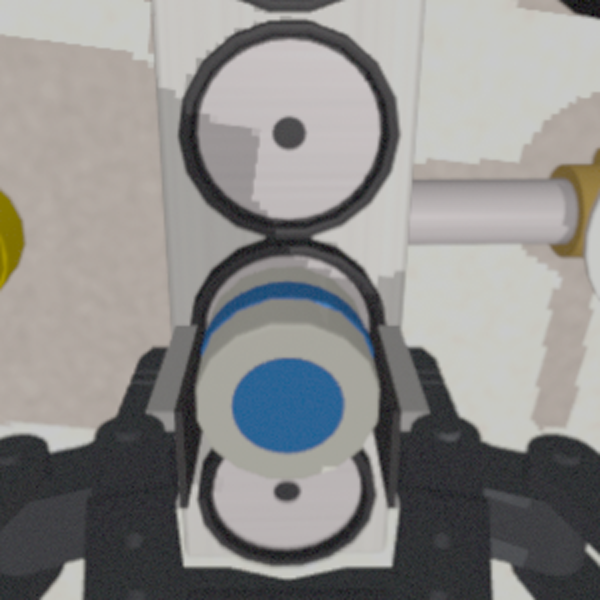

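Request:
move_arm --steps '[[[0.005,0,0,0]]]'

```text
t: 31.4
tcp_pos: [0.4754, -0.2499, 0.0687]
orientation: [[0.037, -0.132, 0.991], [-0.018, 0.991, 0.133], [-0.999, -0.023, 0.035]]
wrist_force: [0.7, 0.8, -0.5]
width: 0.45
```

Request:
move_arm --steps '[[[0,0,0,0],[0,0,0,0]]]' --gripper 0.65

```text
t: 31.6
tcp_pos: [0.4757, -0.2499, 0.069]
orientation: [[0.038, -0.132, 0.991], [-0.019, 0.991, 0.133], [-0.999, -0.024, 0.035]]
wrist_force: [0.2, 0.3, -0.2]
width: 0.65
```

Request:
move_arm --steps '[[[-0.1,0,0,0],[-0.16,0,0,0],[-0.16,0,0,0],[-0.1,0.1,0,0],[0,0,0,0]]]'

```text
t: 32.1
tcp_pos: [0.4658, -0.2156, 0.2308]
orientation: [[0.038, -0.133, 0.99], [-0.018, 0.991, 0.133], [-0.999, -0.023, 0.035]]
wrist_force: [-0.7, 0.3, -1.0]
width: 0.65
```

```bash
python3 -c "
from h import *
rel((.5357,.1365,.2),.19)
snap('wrist','w28.png')"
```

```text
t 32.1 tcp [ 0.4658 -0.2156  0.2308] yaw_z 0.134 x [ 0.038 -0.018 -0.999] shift [0.091 1.134 0.383] |d|mm 360 turn -0.0179 q7 0.26 w 0.65 F [-0.7  0.3 -1. ]
```

View pics/w28.png

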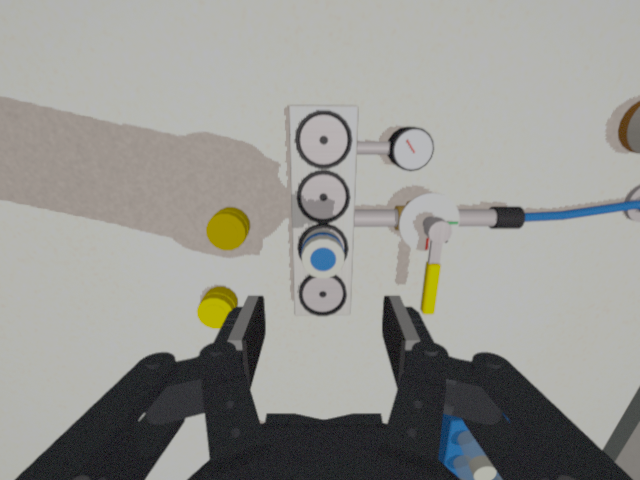

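```bash
python3 -c "
from h import *
p,im=load('wrist')
print(p2w(p,[(323,259)],.068).round(4))"
```

```text
[[ 0.475  -0.2513  0.068 ]]
```

Request:
move_arm --steps '[[[0,0.155,0.05,-0.009],[0,0.155,0.05,-0.009],[0,0.155,0.05,0],[0,0.155,0.05,0],[0,0.155,0.05,0]]]'

```text
t: 32.65
tcp_pos: [0.5007, 0.0217, 0.2239]
orientation: [[0.036, -0.172, 0.984], [-0.021, 0.985, 0.173], [-0.999, -0.027, 0.032]]
wrist_force: [1.7, 0.0, -0.4]
width: 0.648
```

```bash
python3 -c "
from h import *
rel((.5357,.1365,.18),.19)"
```

```text
t 32.65 tcp [0.5007 0.0217 0.2239] yaw_z 0.174 x [ 0.036 -0.021 -0.999] shift [0.142 0.361 0.176] |d|mm 128 turn -0.0051 q7 -0.24 w 0.648 F [ 1.7  0.  -0.4]
```

Request:
move_arm --steps '[[[0,0.14,0.06,-0.005],[0,0.12,0.06,0],[0.03,0.08,0.04,0],[0.04,0,0,0],[0.04,0,0,0]]]'

```text
t: 33.15
tcp_pos: [0.5312, 0.1399, 0.1861]
orientation: [[0.035, -0.194, 0.98], [-0.019, 0.981, 0.195], [-0.999, -0.026, 0.031]]
wrist_force: [-0.3, 0.2, -0.7]
width: 0.653
```

```bash
python3 -c "
from h import *
rel((.5357,.1365,.08),.19)
snap('wrist','w29.png')"
```

```text
t 33.15 tcp [0.5312 0.1399 0.1861] yaw_z 0.196 x [ 0.035 -0.019 -0.999] shift [ 0.354 -0.005  0.002] |d|mm 106 turn 0.002 q7 -0.52 w 0.653 F [-0.3  0.2 -0.7]
```

View pics/w29.png

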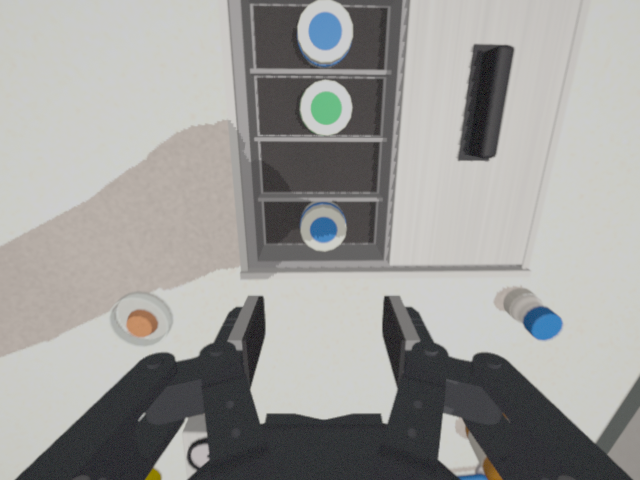

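```bash
python3 -c "
from h import *
p,im=load('wrist')
print(p2w(p,[(323.5,229)],.034).round(4))"
```

```text
[[0.5357 0.1362 0.034 ]]
```

Request:
move_arm --steps '[[[0.07,-0.004,0.001,0.002],[0.07,0,0,0],[0.07,0,0,0],[0.06,0,0,0],[0.05,0,0,0]]]'

```text
t: 33.7
tcp_pos: [0.5348, 0.1291, 0.084]
orientation: [[0.032, -0.18, 0.983], [-0.023, 0.983, 0.18], [-0.999, -0.028, 0.028]]
wrist_force: [0.7, 0.7, 1.1]
width: 0.653
```

```bash
python3 -c "
from h import *
rel((.5357,.1365,.036),.19)"
```

```text
t 33.7 tcp [0.5348 0.1291 0.084 ] yaw_z 0.182 x [ 0.032 -0.023 -0.999] shift [0.16  0.028 0.003] |d|mm 49 turn -0.0027 q7 -0.64 w 0.653 F [0.7 0.7 1.1]
```

Request:
move_arm --steps '[[[0.03,0.028,0.002,-0.003],[0.04,0.002,0,0],[0.035,0,0,0],[0.03,0,0,0]]]'

```text
t: 34.1
tcp_pos: [0.5352, 0.136, 0.0401]
orientation: [[0.032, -0.188, 0.982], [-0.023, 0.982, 0.188], [-0.999, -0.029, 0.027]]
wrist_force: [-0.2, 0.6, 0.6]
width: 0.65
```

```bash
python3 -c "
from h import *
rel((.5357,.1365,.036),.19)"
```

```text
t 34.1 tcp [0.5352 0.136  0.0401] yaw_z 0.19 x [ 0.032 -0.023 -0.999] shift [0.014 0.002 0.002] |d|mm 4 turn -0.0002 q7 -0.7 w 0.65 F [-0.2  0.6  0.6]
```

Request:
move_arm --steps '[[[0.016,0.002,0,0]]]'

```text
t: 34.2
tcp_pos: [0.5351, 0.1364, 0.0345]
orientation: [[0.031, -0.187, 0.982], [-0.023, 0.982, 0.188], [-0.999, -0.029, 0.026]]
wrist_force: [-0.8, -0.1, 0.7]
width: 0.649
```

Request:
move_arm --steps '[[[0,0,0,0],[0,0,0,0],[0,0,0,0]]]' --gripper 0.3

```text
t: 34.5
tcp_pos: [0.5352, 0.1365, 0.0347]
orientation: [[0.031, -0.188, 0.982], [-0.024, 0.982, 0.189], [-0.999, -0.029, 0.026]]
wrist_force: [0.4, 0.2, -0.6]
width: 0.45
```

```bash
python3 -c "
from h import *
rel((.5357,.1365,.036),.19)
snap('wrist','w30.png',(130,200,530,480),2)"
```

```text
t 34.5 tcp [0.5352 0.1365 0.0347] yaw_z 0.19 x [ 0.031 -0.024 -0.999] shift [-0.004 -0.001  0.002] |d|mm 1 turn -0.0001 q7 -0.7 w 0.45 F [ 0.4  0.2 -0.6]
```

View pics/w30.png

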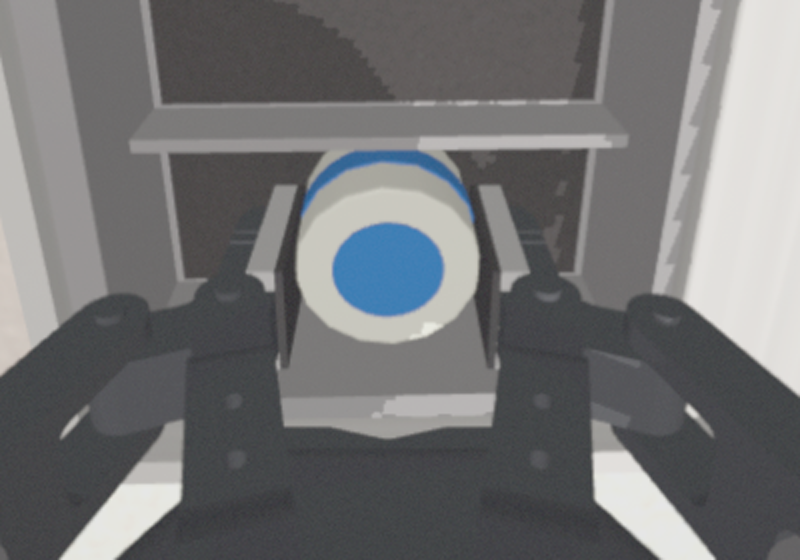

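```bash
python3 -c "
from h import *
held((324,334.5))"
```

```text
held offset tool [ 0.001 -0.002 -0.001]
```

Request:
move_arm --steps '[[[-0.1,0,0,0],[-0.16,0,0,0],[-0.16,0,0,0],[-0.16,-0.08,0,0.01],[0,-0.155,-0.04,0.01]]]'

```text
t: 35.05
tcp_pos: [0.529, 0.0762, 0.2129]
orientation: [[0.031, -0.135, 0.99], [-0.021, 0.991, 0.135], [-0.999, -0.025, 0.028]]
wrist_force: [1.6, -0.4, -1.1]
width: 0.448
```

Request:
move_arm --steps '[[[0,-0.155,-0.043,0],[0,-0.155,-0.043,0],[0,-0.155,-0.043,0],[0,-0.155,-0.04,0]]]'

```text
t: 35.45
tcp_pos: [0.503, -0.1208, 0.2201]
orientation: [[0.038, -0.136, 0.99], [-0.024, 0.99, 0.137], [-0.999, -0.029, 0.035]]
wrist_force: [1.1, -0.2, -1.0]
width: 0.452
```

```bash
python3 -c "
from h import *
rel((.469,-.198,.14),.128)"
```

```text
t 35.45 tcp [ 0.503  -0.1208  0.2201] yaw_z 0.138 x [ 0.038 -0.024 -0.999] shift [ 0.268 -0.232 -0.157] |d|mm 116 turn 0.003 q7 0.01 w 0.452 F [ 1.1 -0.2 -1. ]
```

Request:
move_arm --steps '[[[0.04,-0.09,-0.05,0.003],[0.06,-0.08,-0.05,0],[0.06,-0.02,-0.03,0],[0.06,0,-0.005,0],[0.04,0,0,0]]]'

```text
t: 35.95
tcp_pos: [0.471, -0.1963, 0.143]
orientation: [[0.043, -0.114, 0.993], [-0.03, 0.993, 0.115], [-0.999, -0.034, 0.039]]
wrist_force: [0.1, -0.5, -1.0]
width: 0.449
```

```bash
python3 -c "
from h import *
rel((.469,-.198,.069),.128)"
```

```text
t 35.95 tcp [ 0.471  -0.1963  0.143 ] yaw_z 0.116 x [ 0.043 -0.03  -0.999] shift [ 0.246  0.004 -0.017] |d|mm 74 turn -0.0039 q7 0.06 w 0.449 F [ 0.1 -0.5 -1. ]
```

Request:
move_arm --steps '[[[0.05,0.005,-0.006,-0.004],[0.05,0.003,-0.003,0],[0.045,0,-0.003,0],[0.04,0,-0.003,0]]]'

```text
t: 36.35
tcp_pos: [0.4699, -0.1957, 0.0851]
orientation: [[0.045, -0.127, 0.991], [-0.031, 0.991, 0.129], [-0.999, -0.036, 0.041]]
wrist_force: [0.0, 0.3, 0.3]
width: 0.449
```

```bash
python3 -c "
from h import *
rel((.4687,-.1966,.069),.128)"
```

```text
t 36.35 tcp [ 0.4699 -0.1957  0.0851] yaw_z 0.129 x [ 0.045 -0.031 -0.999] shift [ 0.053 -0.001 -0.006] |d|mm 16 turn 0.0004 q7 -0.02 w 0.449 F [0.  0.3 0.3]
```

Request:
move_arm --steps '[[[0.025,-0.001,-0.006,0],[0.018,0,0,0]]]'

```text
t: 36.55
tcp_pos: [0.4686, -0.1963, 0.0704]
orientation: [[0.044, -0.128, 0.991], [-0.03, 0.991, 0.129], [-0.999, -0.035, 0.04]]
wrist_force: [0.5, -0.6, -0.5]
width: 0.446
```

```bash
python3 -c "
from h import *
rel((.4687,-.1966,.069),.128)
snap('wrist','w31.png',(180,130,480,430),2)"
```

```text
t 36.55 tcp [ 0.4686 -0.1963  0.0704] yaw_z 0.13 x [ 0.044 -0.03  -0.999] shift [ 0.005 -0.001  0.   ] |d|mm 1 turn 0.0005 q7 -0.04 w 0.446 F [ 0.5 -0.6 -0.5]
```

View pics/w31.png

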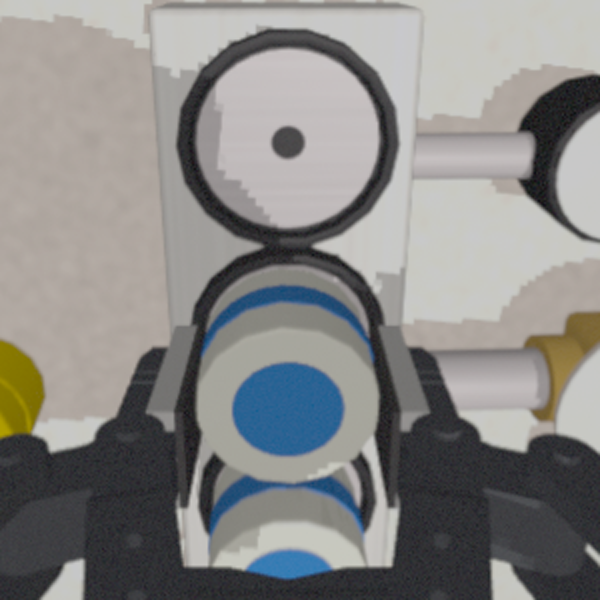

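Request:
move_arm --steps '[[[0.004,-0.001,0,0]]]'

```text
t: 36.7
tcp_pos: [0.4688, -0.1965, 0.0687]
orientation: [[0.044, -0.128, 0.991], [-0.03, 0.991, 0.129], [-0.999, -0.035, 0.04]]
wrist_force: [0.3, -0.3, 0.1]
width: 0.449
```

Request:
move_arm --steps '[[[0,0,0,0],[0,0,0,0]]]' --gripper 0.65

```text
t: 36.9
tcp_pos: [0.4692, -0.1966, 0.0691]
orientation: [[0.045, -0.128, 0.991], [-0.03, 0.991, 0.129], [-0.999, -0.035, 0.04]]
wrist_force: [-0.9, -0.0, 0.9]
width: 0.654
```

Request:
move_arm --steps '[[[-0.1,0,0,0],[-0.16,0,0,0],[-0.16,0,0,0],[-0.14,0.1,0,0],[0,0,0,0]]]'

```text
t: 37.4
tcp_pos: [0.4581, -0.1617, 0.2402]
orientation: [[0.044, -0.129, 0.991], [-0.029, 0.991, 0.13], [-0.999, -0.034, 0.04]]
wrist_force: [1.0, -0.3, -0.5]
width: 0.647
```

```bash
python3 -c "
from h import *
rel((.5078,.2809,.2),.19)
snap('wrist','w32.png')"
```

```text
t 37.4 tcp [ 0.4581 -0.1617  0.2402] yaw_z 0.131 x [ 0.044 -0.029 -0.999] shift [0.099 1.446 0.351] |d|mm 447 turn -0.0189 q7 0.17 w 0.647 F [ 1.  -0.3 -0.5]
```

View pics/w32.png

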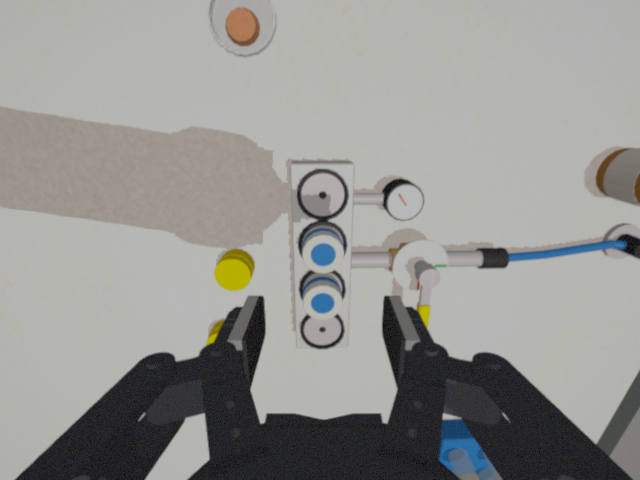

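Two fresh cassettes are seated, at (323,254) and (322,302). I'm going for the third, in pocket +50.

Request:
move_arm --steps '[[[-0.02,0.16,0.04,-0.01],[0,0.16,0.04,-0.009],[0,0.16,0.035,0],[0,0.16,0.035,0],[0,0.16,0.035,0]]]'

```text
t: 37.95
tcp_pos: [0.4722, 0.0791, 0.2351]
orientation: [[0.041, -0.171, 0.984], [-0.032, 0.985, 0.172], [-0.999, -0.039, 0.035]]
wrist_force: [1.8, -0.8, -0.7]
width: 0.655
```

Request:
move_arm --steps '[[[0,0.16,0.035,0],[0,0.16,0.035,0],[0,0.16,0.035,0],[0.02,0.07,0.02,0],[0,0,0,0]]]'

```text
t: 38.45
tcp_pos: [0.4793, 0.2573, 0.2189]
orientation: [[0.037, -0.175, 0.984], [-0.032, 0.984, 0.176], [-0.999, -0.038, 0.031]]
wrist_force: [-0.2, -1.5, 0.6]
width: 0.651
```

```bash
python3 -c "
from h import *
rel((.5078,.2809,.1),.19)
snap('wrist','w33.png')"
```

```text
t 38.45 tcp [0.4793 0.2573 0.2189] yaw_z 0.177 x [ 0.037 -0.032 -0.999] shift [0.397 0.076 0.095] |d|mm 124 turn -0.0041 q7 -0.79 w 0.651 F [-0.2 -1.5  0.6]
```

View pics/w33.png

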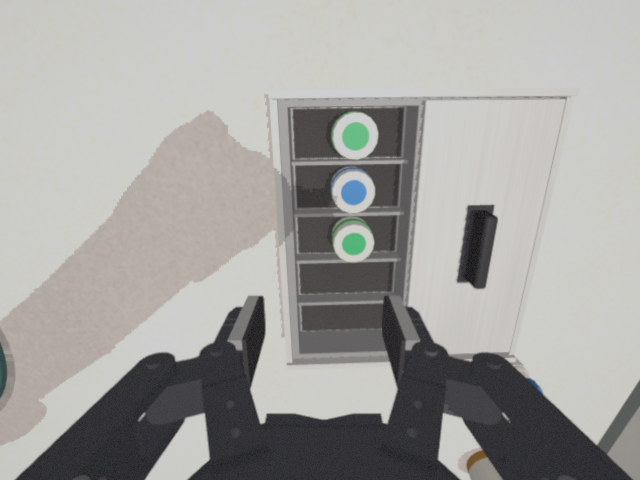

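```bash
python3 -c "
from h import *
p,im=load('wrist')
print(p2w(p,[(354,192),(355.5,136),(354,244)],.034).round(4))"
```

```text
[[0.5085 0.2811 0.034 ]
 [0.4995 0.3299 0.034 ]
 [0.5192 0.2305 0.034 ]]
```

Request:
move_arm --steps '[[[0.06,0.035,0.04,-0.004],[0.06,0.03,0.035,0],[0.06,0.01,0.02,0],[0.06,0,0,0],[0.06,0,0,0]]]'

```text
t: 39.0
tcp_pos: [0.5102, 0.2744, 0.1256]
orientation: [[0.038, -0.18, 0.983], [-0.035, 0.983, 0.182], [-0.999, -0.042, 0.031]]
wrist_force: [1.1, 0.1, -0.1]
width: 0.649
```

```bash
python3 -c "
from h import *
rel((.5078,.2809,.036),.19)"
```

```text
t 39.0 tcp [0.5102 0.2744 0.1256] yaw_z 0.183 x [ 0.038 -0.035 -0.999] shift [ 0.297  0.035 -0.013] |d|mm 90 turn -0.0023 q7 -0.89 w 0.649 F [ 1.1  0.1 -0.1]
```

Request:
move_arm --steps '[[[0.04,0.025,-0.008,-0.002],[0.05,0.006,-0.004,0],[0.05,0.003,0,0],[0.05,0,0,0],[0.04,0,0,0]]]'

```text
t: 39.5
tcp_pos: [0.5066, 0.2794, 0.0499]
orientation: [[0.038, -0.186, 0.982], [-0.036, 0.982, 0.187], [-0.999, -0.043, 0.03]]
wrist_force: [0.5, -0.8, -0.1]
width: 0.653
```

```bash
python3 -c "
from h import *
rel((.508,.281,.0355),.19)"
```

```text
t 39.5 tcp [0.5066 0.2794 0.0499] yaw_z 0.188 x [ 0.038 -0.036 -0.999] shift [0.048 0.006 0.004] |d|mm 15 turn -0.0006 q7 -0.98 w 0.653 F [ 0.5 -0.8 -0.1]
```

Request:
move_arm --steps '[[[0.03,0.006,0.003,0],[0.02,0.002,0,0]]]'

```text
t: 39.7
tcp_pos: [0.5076, 0.2813, 0.0327]
orientation: [[0.037, -0.186, 0.982], [-0.037, 0.982, 0.187], [-0.999, -0.043, 0.029]]
wrist_force: [-0.8, 0.4, 0.3]
width: 0.646
```

Request:
move_arm --steps '[[[0,0,0,0],[0,0,0,0],[0,0,0,0]]]' --gripper 0.3

```text
t: 40.0
tcp_pos: [0.5077, 0.2817, 0.0328]
orientation: [[0.037, -0.186, 0.982], [-0.037, 0.982, 0.187], [-0.999, -0.043, 0.029]]
wrist_force: [-1.1, 0.1, -0.6]
width: 0.451
```

```bash
python3 -c "
from h import *
rel((.508,.281,.0355),.19)
snap('wrist','w34.png',(130,200,530,480),2)"
```

```text
t 40.0 tcp [0.5077 0.2817 0.0328] yaw_z 0.188 x [ 0.037 -0.037 -0.999] shift [-0.009 -0.003  0.001] |d|mm 3 turn -0.0005 q7 -1.0 w 0.451 F [-1.1  0.1 -0.6]
```

View pics/w34.png

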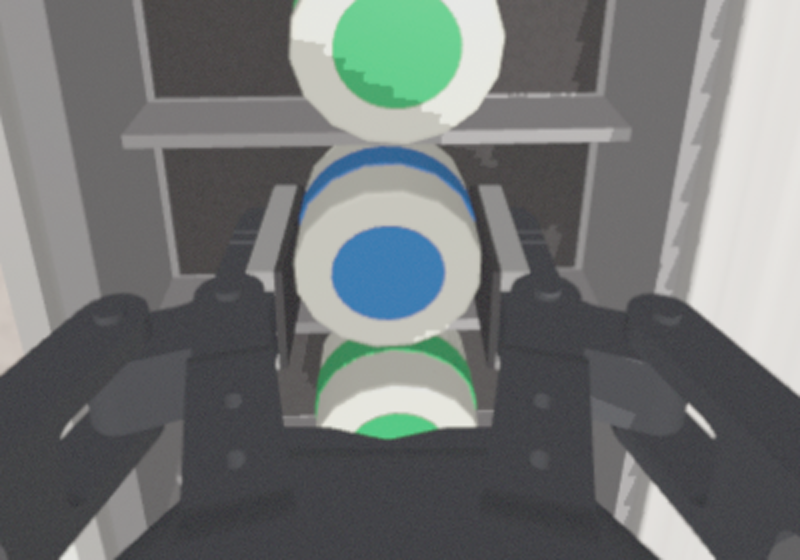

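```bash
python3 -c "
from h import *
held((324,336),.001)"
```

```text
held offset tool [-0.001  -0.0013 -0.001 ]
```

Request:
move_arm --steps '[[[-0.1,0,0,0],[-0.16,0,0,0],[-0.16,0,0,0],[-0.16,-0.08,0,0.01],[0,-0.155,-0.04,0.01]]]'

```text
t: 40.55
tcp_pos: [0.4996, 0.2234, 0.2118]
orientation: [[0.037, -0.131, 0.991], [-0.033, 0.991, 0.132], [-0.999, -0.038, 0.032]]
wrist_force: [0.6, -0.8, -1.4]
width: 0.451
```

Request:
move_arm --steps '[[[0,-0.155,-0.035,0],[0,-0.155,-0.035,0],[0,-0.155,-0.035,0],[0,-0.155,-0.03,0],[0,-0.155,-0.03,0]]]'

```text
t: 41.05
tcp_pos: [0.4796, -0.0207, 0.2229]
orientation: [[0.044, -0.133, 0.99], [-0.036, 0.99, 0.134], [-0.998, -0.041, 0.039]]
wrist_force: [1.2, -0.2, -0.8]
width: 0.451
```

```bash
python3 -c "
from h import *
rel((.4625,-.146,.15),.128)"
```

```text
t 41.05 tcp [ 0.4796 -0.0207  0.2229] yaw_z 0.135 x [ 0.044 -0.036 -0.998] shift [ 0.255 -0.396 -0.122] |d|mm 146 turn 0.0021 q7 -0.21 w 0.451 F [ 1.2 -0.2 -0.8]
```

Request:
move_arm --steps '[[[0.02,-0.12,-0.03,0.002],[0.05,-0.1,-0.03,0],[0.06,-0.08,-0.025,0],[0.06,-0.02,-0.01,0],[0.05,0,0,0]]]'

```text
t: 41.55
tcp_pos: [0.466, -0.1349, 0.1557]
orientation: [[0.05, -0.115, 0.992], [-0.043, 0.992, 0.117], [-0.998, -0.049, 0.045]]
wrist_force: [0.3, 1.0, -0.7]
width: 0.449
```

```bash
python3 -c "
from h import *
rel((.462,-.1454,.067),.128)
snap('wrist','w35.png')"
```

```text
t 41.55 tcp [ 0.466  -0.1349  0.1557] yaw_z 0.117 x [ 0.05  -0.043 -0.998] shift [ 0.296 -0.019 -0.031] |d|mm 89 turn -0.0034 q7 -0.08 w 0.449 F [ 0.3  1.  -0.7]
```

View pics/w35.png

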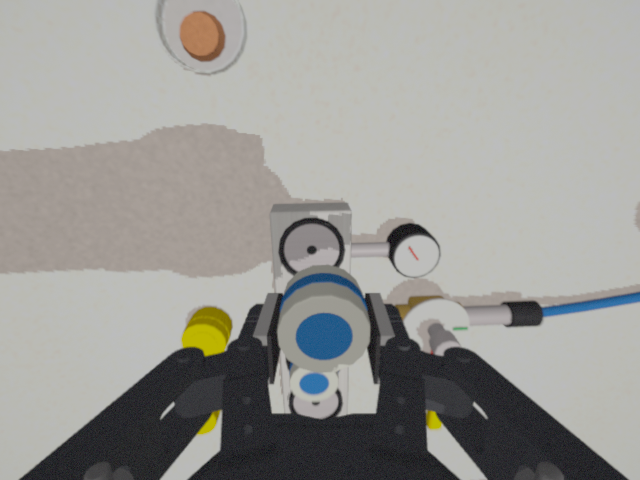

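Request:
move_arm --steps '[[[0.05,-0.012,-0.015,-0.003],[0.05,-0.004,-0.008,0],[0.05,-0.002,-0.005,0],[0.045,0,-0.003,0],[0.04,0,0,0]]]'

```text
t: 42.1
tcp_pos: [0.4619, -0.1438, 0.0847]
orientation: [[0.053, -0.126, 0.991], [-0.044, 0.991, 0.128], [-0.998, -0.051, 0.047]]
wrist_force: [1.3, -0.1, -0.6]
width: 0.449
```

```bash
python3 -c "
from h import *
rel((.462,-.1454,.067),.128)"
```

```text
t 42.1 tcp [ 0.4619 -0.1438  0.0847] yaw_z 0.129 x [ 0.053 -0.044 -0.998] shift [ 0.059 -0.002 -0.003] |d|mm 18 turn 0.0002 q7 -0.19 w 0.449 F [ 1.3 -0.1 -0.6]
```

```bash
python3 -c "
from h import *
rel((.4628,-.1461,.069),.128)"
```

```text
t 42.1 tcp [ 0.4619 -0.1438  0.0847] yaw_z 0.129 x [ 0.053 -0.044 -0.998] shift [ 0.053 -0.005 -0.001] |d|mm 16 turn 0.0002 q7 -0.19 w 0.449 F [ 1.3 -0.1 -0.6]
```

Request:
move_arm --steps '[[[0.025,-0.005,0.0,0],[0.016,-0.003,0,0]]]'

```text
t: 42.3
tcp_pos: [0.4633, -0.1465, 0.072]
orientation: [[0.053, -0.127, 0.991], [-0.044, 0.991, 0.129], [-0.998, -0.051, 0.047]]
wrist_force: [0.1, -0.1, 0.3]
width: 0.451
```

```bash
python3 -c "
from h import *
rel((.4628,-.1461,.069),.128)
snap('wrist','w36.png',(180,130,480,430),2)"
```

```text
t 42.3 tcp [ 0.4633 -0.1465  0.072 ] yaw_z 0.13 x [ 0.053 -0.044 -0.998] shift [ 0.01   0.002 -0.002] |d|mm 3 turn 0.0005 q7 -0.2 w 0.451 F [ 0.1 -0.1  0.3]
```

View pics/w36.png

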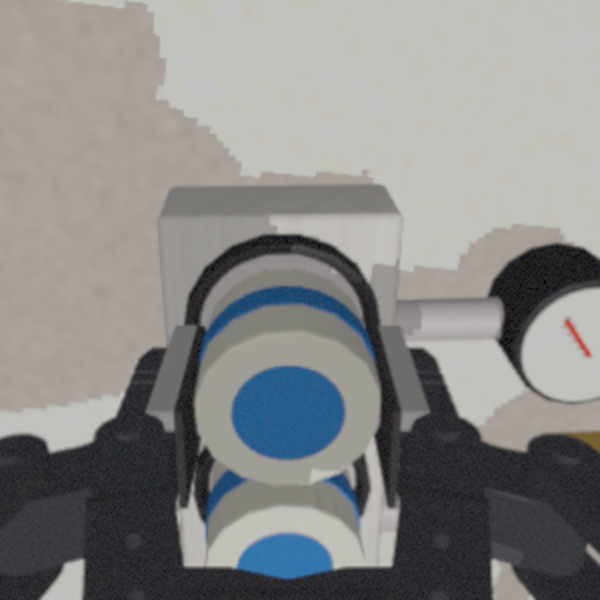

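Request:
move_arm --steps '[[[0.012,0.004,-0.002,0]]]'

```text
t: 42.45
tcp_pos: [0.463, -0.1457, 0.0681]
orientation: [[0.054, -0.126, 0.991], [-0.044, 0.991, 0.129], [-0.998, -0.051, 0.048]]
wrist_force: [-1.1, 0.7, -0.9]
width: 0.453
```

```bash
python3 -c "
from h import *
rel((.4628,-.1461,.067),.128)
snap('wrist','w37.png',(180,130,480,430),2)"
```

```text
t 42.45 tcp [ 0.463  -0.1457  0.0681] yaw_z 0.129 x [ 0.054 -0.044 -0.998] shift [ 0.004 -0.001 -0.001] |d|mm 1 turn 0.0004 q7 -0.21 w 0.453 F [-1.1  0.7 -0.9]
```

View pics/w37.png

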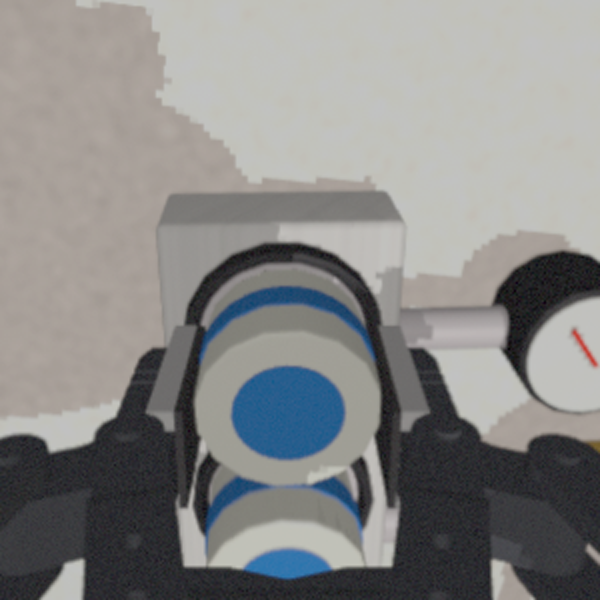

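Looks inside the cup, so I'm releasing it.

Request:
move_arm --steps '[[[0,0,0,0],[0,0,0,0]]]' --gripper 0.65

```text
t: 42.7
tcp_pos: [0.4627, -0.1454, 0.0678]
orientation: [[0.053, -0.127, 0.991], [-0.044, 0.991, 0.129], [-0.998, -0.051, 0.047]]
wrist_force: [1.1, 1.0, 0.7]
width: 0.65
```

Request:
move_arm --steps '[[[-0.1,0,0,0],[-0.16,0,0,0],[-0.16,0,0,0],[-0.16,0,-0.05,0],[0,0,0,0]]]'

```text
t: 43.2
tcp_pos: [0.4385, -0.1382, 0.2455]
orientation: [[0.052, -0.129, 0.99], [-0.043, 0.99, 0.131], [-0.998, -0.049, 0.045]]
wrist_force: [0.4, -0.6, -1.3]
width: 0.652
```

```bash
python3 -c "
from h import *
rel((.5,-.32,.25),.128)
snap('wrist','w38.png')
snap('top','t38.png',(340,190,500,330),4.5)"
```

```text
t 43.2 tcp [ 0.4385 -0.1382  0.2455] yaw_z 0.132 x [ 0.052 -0.043 -0.998] shift [ 0.022 -0.628  0.124] |d|mm 192 turn 0.0012 q7 0.15 w 0.652 F [ 0.4 -0.6 -1.3]
```

View pics/w38.png

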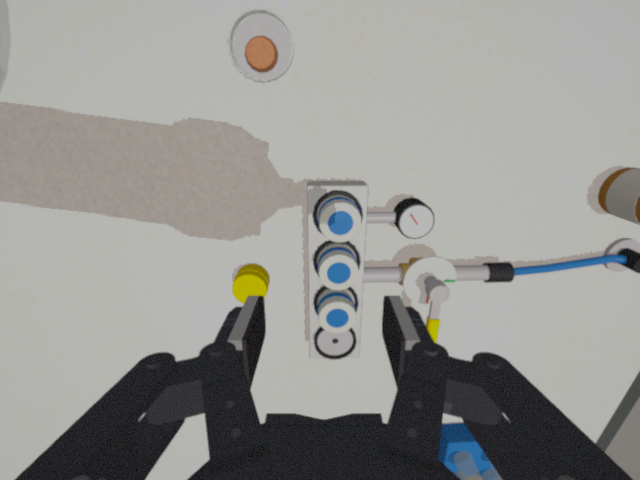

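View pics/t38.png

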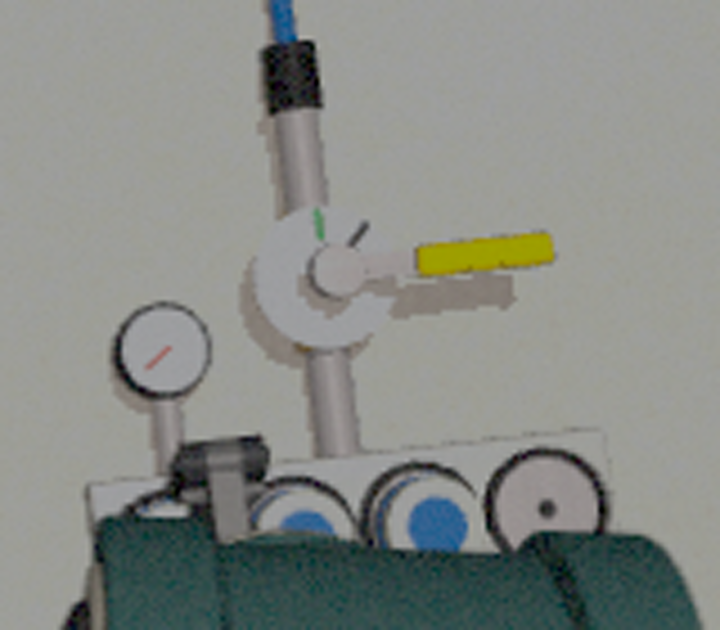

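```bash
python3 -c "
from h import *
p,im=load('wrist')
print(p2w(p,[(341,222),(340,272),(338,318),(335,341)],[.068]*3+[.038]).round(4))
c=cv2.resize(bright(im[160:370,260:470]),None,fx=2.8,fy=2.8,interpolation=2);cv2.imwrite('pics/w38c.png',c[:,:,::-1])"
```

```text
[[ 0.4631 -0.1457  0.068 ]
 [ 0.47   -0.1973  0.068 ]
 [ 0.4759 -0.251   0.068 ]
 [ 0.4828 -0.3039  0.038 ]]
```

View pics/w38c.png

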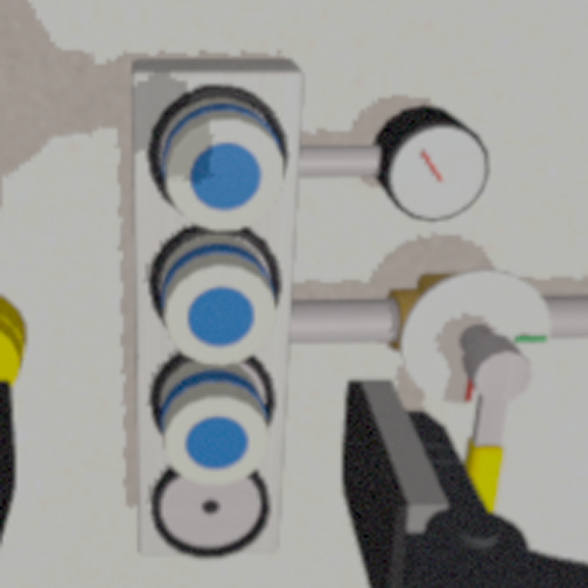

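```bash
python3 -c "
from h import *
rel((.545,-.276,.2),.128)"
```

```text
t 43.3 tcp [ 0.4379 -0.1383  0.2417] yaw_z 0.131 x [ 0.048 -0.04  -0.998] shift [ 0.174 -0.494  0.288] |d|mm 179 turn 0.001 q7 0.14 w 0.651 F [-0.4  0.4 -1.6]
```

Request:
move_arm --steps '[[[0.03,-0.13,0.07,0],[0.03,-0.13,0.07,0],[0.03,-0.13,0.07,0],[0.03,-0.1,0.05,0],[0,0,0,0]]]' --gripper 0

```text
t: 43.8
tcp_pos: [0.5383, -0.2794, 0.2076]
orientation: [[0.04, -0.131, 0.991], [-0.041, 0.99, 0.133], [-0.998, -0.046, 0.035]]
wrist_force: [-1.3, 0.9, 0.1]
width: -0.0
```

```bash
python3 -c "
from h import *
rel((.55,-.276,.072),.128)
snap('wrist','w39.png')"
```

```text
t 43.8 tcp [ 0.5383 -0.2794  0.2076] yaw_z 0.133 x [ 0.04  -0.041 -0.998] shift [0.452 0.027 0.025] |d|mm 136 turn 0.0016 q7 0.17 w -0.0 F [-1.3  0.9  0.1]
```

View pics/w39.png

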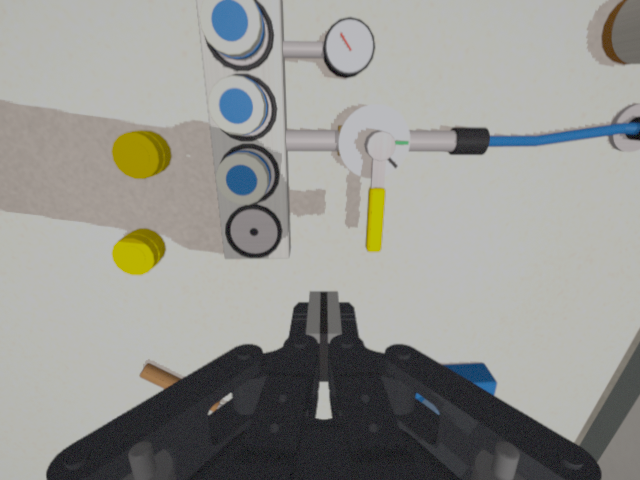

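```bash
python3 -c "
from h import *
p,im=load('wrist')
print(p2w(p,[(230,20.5),(236,106),(241.5,180),(254,231)],[.068]*3+[.038]).round(4))
c=cv2.resize(bright(im[0:270,180:440]),None,fx=2.2,fy=2.2,interpolation=2);cv2.imwrite('pics/w39c.png',c[:,:,::-1])"
```

```text
[[ 0.4624 -0.1456  0.068 ]
 [ 0.4685 -0.1976  0.068 ]
 [ 0.4748 -0.25    0.068 ]
 [ 0.4825 -0.3019  0.038 ]]
```

View pics/w39c.png

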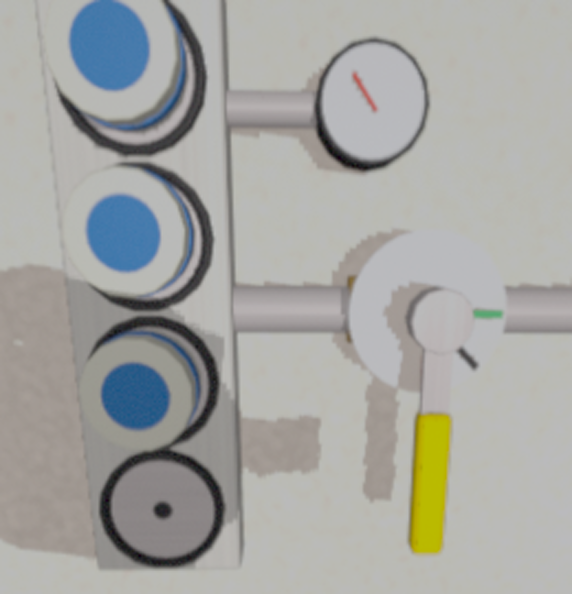

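Request:
move_arm --steps '[[[0.06,0.01,0.01,0],[0.06,0.01,0.005,0],[0.06,0.005,0,0],[0.06,0,0,0],[0.06,0,0,0]]]'

```text
t: 44.35
tcp_pos: [0.5441, -0.2669, 0.1103]
orientation: [[0.038, -0.139, 0.99], [-0.037, 0.989, 0.14], [-0.999, -0.042, 0.032]]
wrist_force: [-0.5, 0.4, -0.5]
width: -0.001
```

```bash
python3 -c "
from h import *
rel((.55,-.276,.072),.128)"
```

```text
t 44.35 tcp [ 0.5441 -0.2669  0.1103] yaw_z 0.141 x [ 0.038 -0.037 -0.999] shift [ 0.129 -0.027  0.011] |d|mm 40 turn 0.0041 q7 0.07 w -0.001 F [-0.5  0.4 -0.5]
```

Request:
move_arm --steps '[[[0.05,-0.027,0.01,0.004],[0.045,-0.003,0,0],[0.03,0,0,0]]]'

```text
t: 44.65
tcp_pos: [0.5479, -0.2728, 0.0675]
orientation: [[0.034, -0.131, 0.991], [-0.035, 0.991, 0.132], [-0.999, -0.039, 0.029]]
wrist_force: [-0.1, 0.1, -0.3]
width: -0.001
```

```bash
python3 -c "
from h import *
rel((.605,-.267,.072),.128)
snap('wrist','w40.png')"
```

```text
t 44.65 tcp [ 0.5479 -0.2728  0.0675] yaw_z 0.133 x [ 0.034 -0.035 -0.999] shift [-0.009 -0.006  0.192] |d|mm 58 turn 0.0015 q7 0.03 w -0.001 F [-0.1  0.1 -0.3]
```

View pics/w40.png

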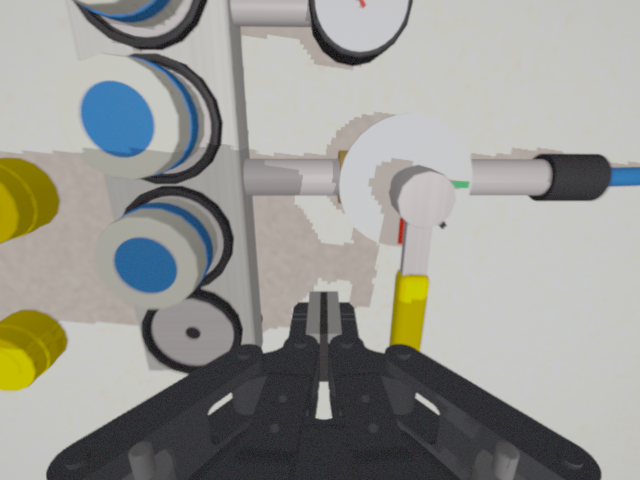

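Request:
move_arm --steps '[[[0,0,0.06,0],[0,0,0.06,0],[0,0,0.04,0]]]'

```text
t: 45.0
tcp_pos: [0.593, -0.2657, 0.0664]
orientation: [[0.027, -0.131, 0.991], [-0.034, 0.991, 0.132], [-0.999, -0.037, 0.023]]
wrist_force: [-5.3, 0.2, -0.2]
width: -0.002
```

```bash
python3 -c "
from h import *
rel((.605,-.267,.072),.128)
snap('wrist','w41.png')"
```

```text
t 45.0 tcp [ 0.593  -0.2657  0.0664] yaw_z 0.133 x [ 0.027 -0.034 -0.999] shift [-0.018 -0.01   0.04 ] |d|mm 13 turn 0.0015 q7 0.02 w -0.002 F [-5.3  0.2 -0.2]
```

View pics/w41.png

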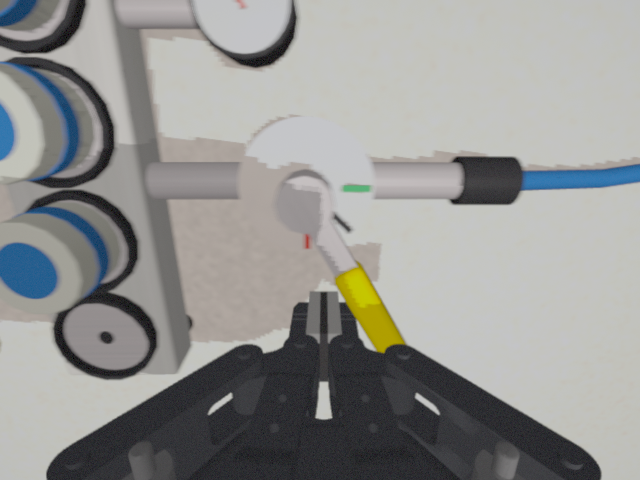

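```bash
cat >> h.py <<'E'
def valve(piv=(.5768,-.2111)):
    p,im=load('wrist')
    hsv=cv2.cvtColor(im,cv2.COLOR_RGB2HSV)
    m=(hsv[...,0]>24)&(hsv[...,0]<34)&(hsv[...,1]>180)&(hsv[...,2]>60)
    v,u=np.nonzero(m); w=p2w(p,np.c_[u,v],.064)[:,:2]
    d=w-np.array(piv); r=np.hypot(*d.T); k=(r>.033)&(r<.085)
    a=np.arctan2(d[k,1],d[k,0]); 
    c=d[k]; c0=c.mean(0); ev,V=np.linalg.eigh(np.cov(c.T)); ax=V[:,1]*np.sign(V[:,1]@c0)
    yaw=.129
    print('valve by centroid',round(np.arctan2(c0[1],c0[0])-(yaw-np.pi/2),3),'by axis',round(np.arctan2(ax[1],ax[0])-(yaw-np.pi/2),3),k.sum(),c0.round(4),r[k].min(),r[k].max())
E
python3 -c "
from h import *
valve()"
```

```text
valve by centroid 0.522 by axis 0.506 2544 [ 0.0327 -0.0429] 0.033342763444042564 0.07782812573599515
```

Request:
move_arm --steps '[[[-0.01,0,0.04,0],[0,0,0.012,0]]]'

```text
t: 45.25
tcp_pos: [0.6097, -0.2627, 0.07]
orientation: [[0.028, -0.133, 0.991], [-0.034, 0.99, 0.134], [-0.999, -0.037, 0.023]]
wrist_force: [-1.8, -1.2, 1.4]
width: 0.002
```

```bash
python3 -c "
from h import *
rel((.605,-.267,.072),.128)
snap('wrist','w42.png');valve()"
```

```text
t 45.25 tcp [ 0.6097 -0.2627  0.07  ] yaw_z 0.134 x [ 0.028 -0.034 -0.999] shift [-0.007 -0.012 -0.017] |d|mm 7 turn 0.0019 q7 0.02 w 0.002 F [-1.8 -1.2  1.4]
valve by centroid 0.77 by axis 0.764 3307 [ 0.0449 -0.0358] 0.03300222238892131 0.08497270997207809
```

View pics/w42.png

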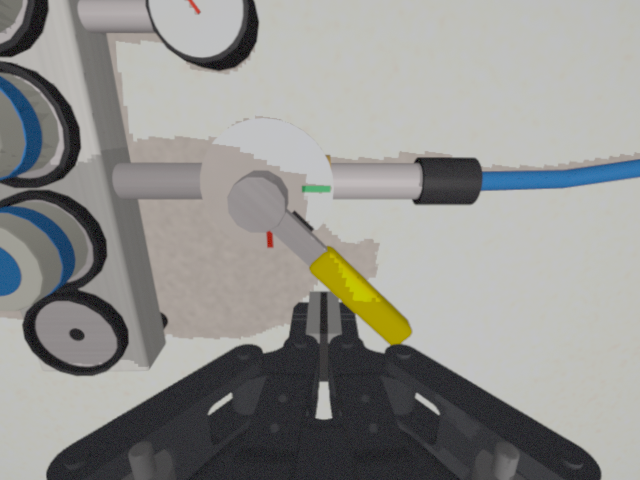

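Request:
move_arm --steps '[[[0,-0.04,-0.06,0],[-0.1,0,-0.03,0],[-0.16,0,0,0],[-0.16,0,0,0],[0,0,0,0]]]'

```text
t: 45.8
tcp_pos: [0.5777, -0.2741, 0.1986]
orientation: [[0.028, -0.133, 0.991], [-0.033, 0.99, 0.134], [-0.999, -0.037, 0.024]]
wrist_force: [-0.2, -0.1, 0.4]
width: -0.002
```

```bash
python3 -c "
from h import *
rel((.46,.16,.26),.19)
snap('wrist','w43.png');valve()
snap('top','t43.png')"
```

```text
t 45.8 tcp [ 0.5777 -0.2741  0.1986] yaw_z 0.135 x [ 0.028 -0.033 -0.999] shift [-0.264  1.478 -0.19 ] |d|mm 454 turn -0.0176 q7 0.14 w -0.002 F [-0.2 -0.1  0.4]
valve by centroid 0.761 by axis 0.775 960 [ 0.0453 -0.0366] 0.0331090663799972 0.08495820923416392
```

View pics/w43.png

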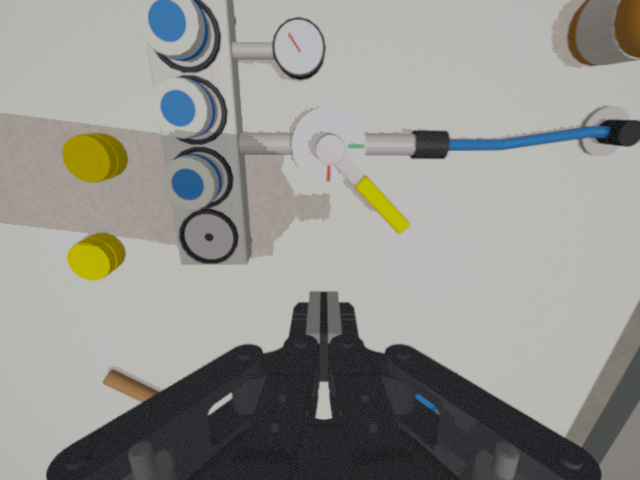

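View pics/t43.png

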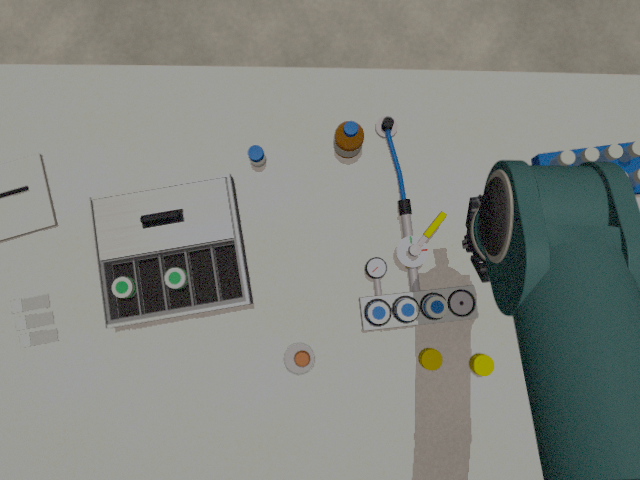

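```bash
python3 -c "
from h import *
rel((.655,.18,.23),.19)
p,im=load('top')
print(p2w(p,[(378,313),(406,309.5),(433.5,306)],.068).round(4), p2w(p,[(349.5,129),(257,153)],[.105,.052]).round(3))"
```

```text
t 45.9 tcp [ 0.5759 -0.2742  0.1937] yaw_z 0.134 x [ 0.023 -0.031 -0.999] shift [-0.162  1.46   0.466] |d|mm 462 turn -0.0178 q7 0.14 w -0.001 F [-0.6  0.9 -0.6]
[[ 0.4648 -0.1444  0.068 ]
 [ 0.4719 -0.1944  0.068 ]
 [ 0.4789 -0.2436  0.068 ]] [[ 0.79  -0.088  0.105]
 [ 0.759  0.083  0.052]]
```

```bash
python3 -c "
from h import *
p,im=load('top')
c=im[285:335,350:485].astype(int)
m=((c[...,2]-c[...,0])>25).astype(np.uint8)
n,l,st,ce=cv2.connectedComponentsWithStats(m)
for i in range(1,n):
  if st[i,4]>20: print(st[i,4],ce[i]+[350,285],p2w(p,[ce[i]+[350,285]],.068).round(4))
cv2.imwrite('pics/t43c.png',cv2.resize(bright(im[285:335,350:485]),None,fx=5.5,fy=5.5,interpolation=2)[:,:,::-1])"
```

```text
134 [436.81343284 306.6119403 ] [[ 0.4779 -0.2495  0.068 ]]
147 [407.46258503 309.57823129] [[ 0.4718 -0.197   0.068 ]]
150 [378.41333333 312.47333333] [[ 0.4657 -0.1452  0.068 ]]
```

View pics/t43c.png

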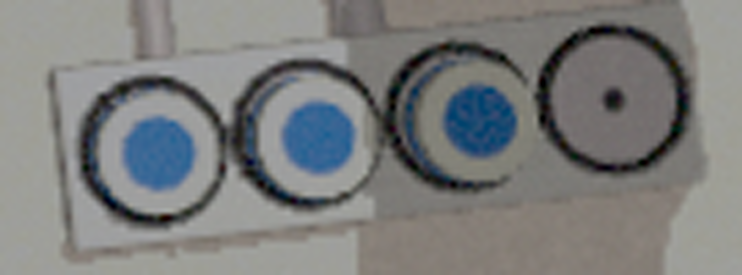

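Request:
move_arm --steps '[[[-0.03,0.155,0.05,-0.009],[-0.02,0.155,0.05,-0.009],[-0.02,0.155,0.045,0],[-0.02,0.155,0.045,0],[-0.02,0.155,0.045,0]]]'

```text
t: 46.4
tcp_pos: [0.602, -0.0342, 0.2132]
orientation: [[0.015, -0.177, 0.984], [-0.032, 0.984, 0.177], [-0.999, -0.035, 0.009]]
wrist_force: [0.9, -0.4, -0.1]
width: 0.004
```

Request:
move_arm --steps '[[[-0.02,0.155,0.045,0],[0,0.155,0.045,0],[0,0.15,0.045,0],[0,0.1,0.03,0],[0,0,0,0]]]'

```text
t: 46.9
tcp_pos: [0.617, 0.1535, 0.2084]
orientation: [[0.01, -0.185, 0.983], [-0.031, 0.982, 0.185], [-0.999, -0.032, 0.005]]
wrist_force: [-0.6, -0.7, -0.3]
width: 0.002
```

```bash
python3 -c "
from h import *
rel((.6647,.26,.082),.19)
snap('wrist','w44.png')"
```

```text
t 46.9 tcp [0.617  0.1535 0.2084] yaw_z 0.187 x [ 0.01  -0.031 -0.999] shift [0.412 0.333 0.22 ] |d|mm 172 turn -0.0011 q7 -0.52 w 0.002 F [-0.6 -0.7 -0.3]
```

View pics/w44.png

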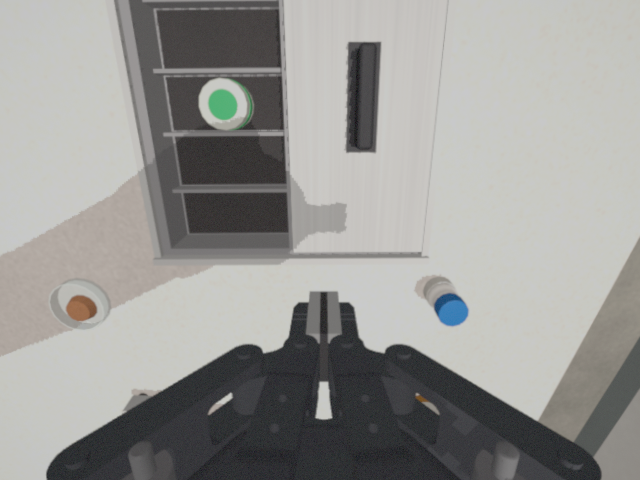

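```bash
python3 -c "
from h import *
p,im=load('wrist')
print(p2w(p,[(367,46),(365,148)],.075).round(4))
O=np.array([.5714,.2420]);c,s=np.cos(.19),np.sin(.19);R=np.array([[c,s],[-s,c]])
print(((p2w(p,[(367,46),(365,148)],.075)[:,:2]-O)@R.T).round(4))"
```

```text
[[0.6211 0.2858 0.075 ]
 [0.6347 0.2213 0.075 ]]
[[ 0.0571  0.0336]
 [ 0.0583 -0.0323]]
```

Request:
move_arm --steps '[[[0,0.12,0.08,-0.001],[0,0.12,0.08,0],[0.03,0.09,0.06,0],[0.06,0,0,0],[0.06,0,0,0]]]'

```text
t: 47.45
tcp_pos: [0.6673, 0.2541, 0.1545]
orientation: [[0.008, -0.178, 0.984], [-0.037, 0.983, 0.178], [-0.999, -0.038, 0.002]]
wrist_force: [0.3, 0.1, -0.2]
width: 0.001
```

```bash
python3 -c "
from h import *
rel((.6647,.26,.08),.19)
snap('wrist','w45.png')"
```

```text
t 47.45 tcp [0.6673 0.2541 0.1545] yaw_z 0.179 x [ 0.008 -0.037 -0.999] shift [ 0.247  0.03  -0.005] |d|mm 75 turn -0.0034 q7 -0.64 w 0.001 F [ 0.3  0.1 -0.2]
```

View pics/w45.png

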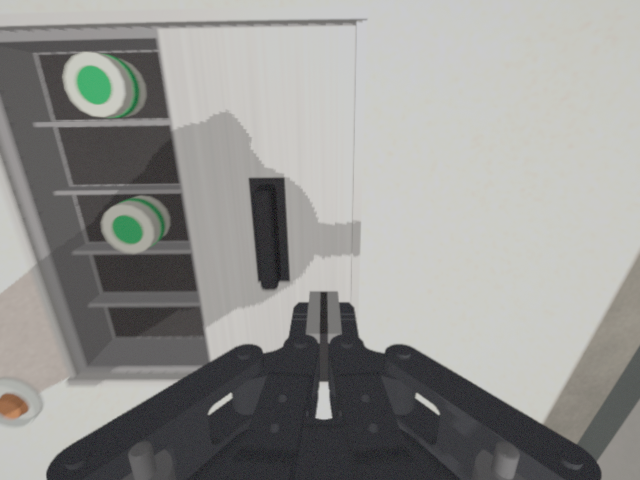

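Descend beside the handle on its back side.

Request:
move_arm --steps '[[[0.05,0.03,0,-0.003],[0.06,0.005,0,0],[0.06,0,0,0],[0.05,0,0,0]]]'

```text
t: 47.9
tcp_pos: [0.665, 0.2575, 0.0802]
orientation: [[0.006, -0.185, 0.983], [-0.04, 0.982, 0.185], [-0.999, -0.04, -0.002]]
wrist_force: [0.9, 0.3, -0.2]
width: 0.002
```

```bash
python3 -c "
from h import *
rel((.6647,.26,.079),.19)"
```

```text
t 47.9 tcp [0.665  0.2575 0.0802] yaw_z 0.186 x [ 0.006 -0.04  -0.999] shift [0.004 0.009 0.001] |d|mm 3 turn -0.0013 q7 -0.68 w 0.002 F [ 0.9  0.3 -0.2]
```

Request:
move_arm --steps '[[[0,0.008,-0.06,-0.001],[0,0,-0.08,0],[0,0,-0.08,0],[0,0,-0.08,0],[0,0,-0.06,0]]]'

```text
t: 48.4
tcp_pos: [0.557, 0.2367, 0.0742]
orientation: [[0.005, -0.184, 0.983], [-0.039, 0.982, 0.184], [-0.999, -0.039, -0.002]]
wrist_force: [3.2, 1.4, 2.8]
width: -0.001
```

```bash
python3 -c "
from h import *
rel((.5341,.2348,.079),.19)
snap('wrist','w46.png')"
```

```text
t 48.4 tcp [0.557  0.2367 0.0742] yaw_z 0.185 x [ 0.005 -0.039 -0.999] shift [-0.016  0.007 -0.076] |d|mm 23 turn -0.0016 q7 -0.8 w -0.001 F [3.2 1.4 2.8]
```

View pics/w46.png

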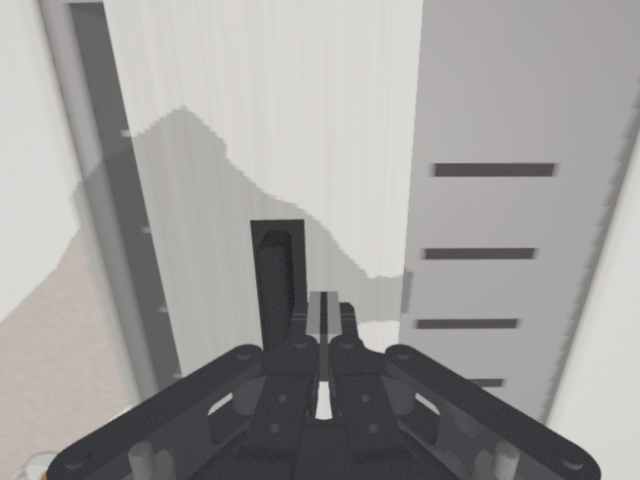

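Request:
move_arm --steps '[[[-0.012,0.003,-0.04,0],[-0.005,0.003,-0.03,0],[0,0,-0.015,0]]]'

```text
t: 48.75
tcp_pos: [0.5312, 0.2332, 0.0792]
orientation: [[0.009, -0.183, 0.983], [-0.038, 0.982, 0.184], [-0.999, -0.039, 0.002]]
wrist_force: [23.2, 5.6, 5.8]
width: 0.0
```

```bash
python3 -c "
from h import *
rel((.5341,.2348,.079),.19)
snap('wrist','w47.png')"
```

```text
t 48.75 tcp [0.5312 0.2332 0.0792] yaw_z 0.185 x [ 0.009 -0.038 -0.999] shift [0.001 0.003 0.01 ] |d|mm 3 turn -0.0017 q7 -0.82 w 0.0 F [23.2  5.6  5.8]
```

View pics/w47.png

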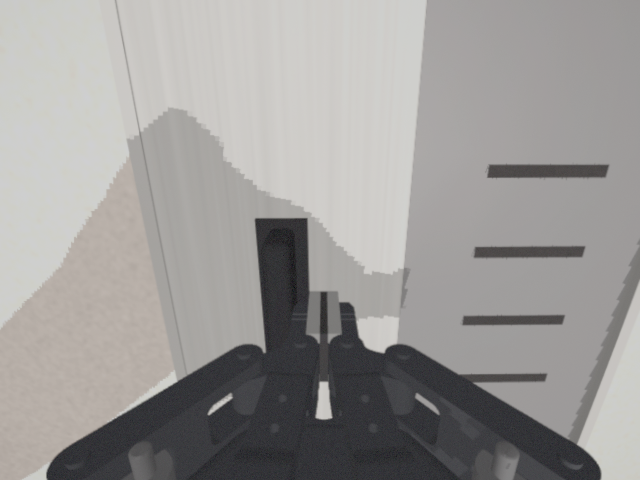

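Request:
move_arm --steps '[[[0,0,0.06,0],[-0.12,0,0.04,0],[-0.16,0,0,0],[-0.16,-0.1,0,0],[-0.1,-0.15,0,0]]]'

```text
t: 49.3
tcp_pos: [0.5723, 0.1794, 0.2378]
orientation: [[0.004, -0.191, 0.982], [-0.035, 0.981, 0.191], [-0.999, -0.035, -0.003]]
wrist_force: [0.8, -1.2, -0.7]
width: 0.0
```

Request:
move_arm --steps '[[[0,-0.15,-0.05,0],[0,-0.15,-0.1,0],[0,-0.15,-0.1,0],[0,-0.1,-0.1,0],[0,0,0,0]]]'

```text
t: 49.8
tcp_pos: [0.5046, -0.0064, 0.2461]
orientation: [[0.01, -0.181, 0.983], [-0.035, 0.983, 0.181], [-0.999, -0.036, 0.003]]
wrist_force: [1.3, -0.5, -0.4]
width: -0.001
```

```bash
python3 -c "
from h import *
rel((.5,0,.3),.19)
snap('wrist','w48.png')
snap('top','t48.png')"
```

```text
t 49.8 tcp [ 0.5046 -0.0064  0.2461] yaw_z 0.182 x [ 0.01  -0.035 -0.999] shift [-0.18   0.017 -0.011] |d|mm 54 turn -0.0024 q7 -0.19 w -0.001 F [ 1.3 -0.5 -0.4]
```

View pics/t48.png

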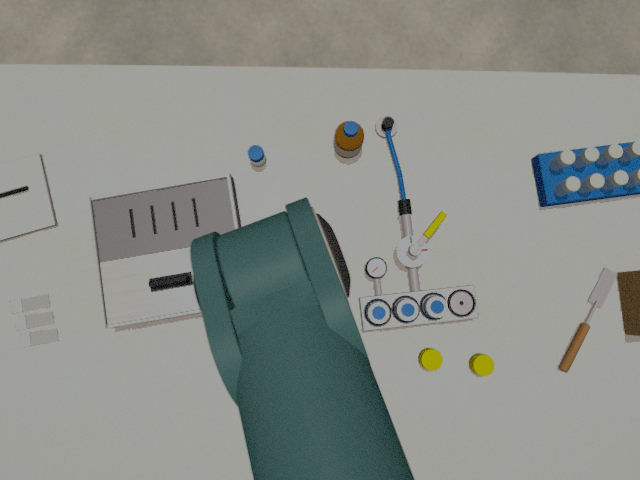

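View pics/w48.png

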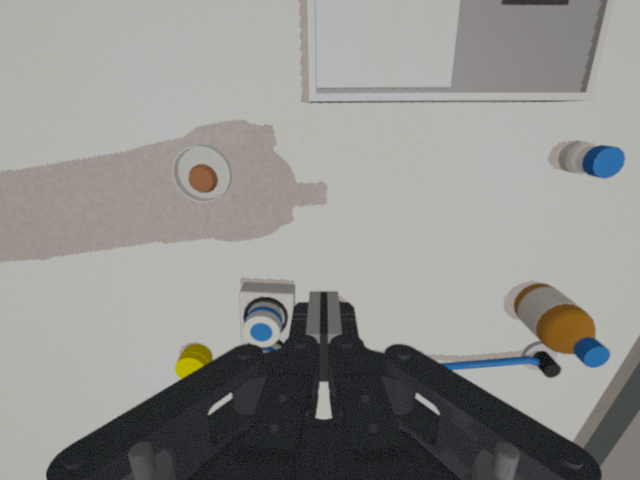

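Request:
move_arm --steps '[[[-0.05,-0.15,-0.05,0],[-0.05,-0.15,-0.05,0],[-0.05,-0.15,-0.05,0],[0,-0.15,-0.05,0],[0,-0.15,-0.05,0]]]'

```text
t: 50.4
tcp_pos: [0.4813, -0.2288, 0.301]
orientation: [[0.017, -0.21, 0.978], [-0.028, 0.977, 0.21], [-0.999, -0.031, 0.011]]
wrist_force: [1.2, -0.5, -0.2]
width: 0.005
```

Request:
move_arm --steps '[[[0,-0.15,-0.05,0],[0,-0.15,-0.05,0],[0,-0.15,-0.05,0],[0,0,0,0],[0,0,0,0]]]'

```text
t: 50.9
tcp_pos: [0.4701, -0.3778, 0.3036]
orientation: [[0.021, -0.212, 0.977], [-0.026, 0.977, 0.213], [-0.999, -0.03, 0.015]]
wrist_force: [-0.3, 0.2, 0.6]
width: -0.003
```

```bash
python3 -c "
from h import *
rel((.5,0,.3),.19)
for i in range(60): get_image('scene')
snap('top','t49.png')
rel((.5,0,.3),.19)
p,im=load('top')
cv2.imwrite('pics/t49c.png',cv2.resize(bright(im[170:340,80:270]),None,fx=3.5,fy=3.5,interpolation=2)[:,:,::-1])"
```

```text
t 50.9 tcp [ 0.4701 -0.3778  0.3036] yaw_z 0.214 x [ 0.021 -0.026 -0.999] shift [-0.019  1.209  0.365] |d|mm 379 turn 0.0077 q7 0.56 w -0.003 F [-0.3  0.2  0.6]
t 53.95 tcp [ 0.4686 -0.3783  0.3041] yaw_z 0.213 x [ 0.02  -0.028 -0.999] shift [-0.019  1.211  0.369] |d|mm 380 turn 0.0073 q7 0.56 w -0.002 F [ 0.  -0.2 -0.6]
```

View pics/t49.png

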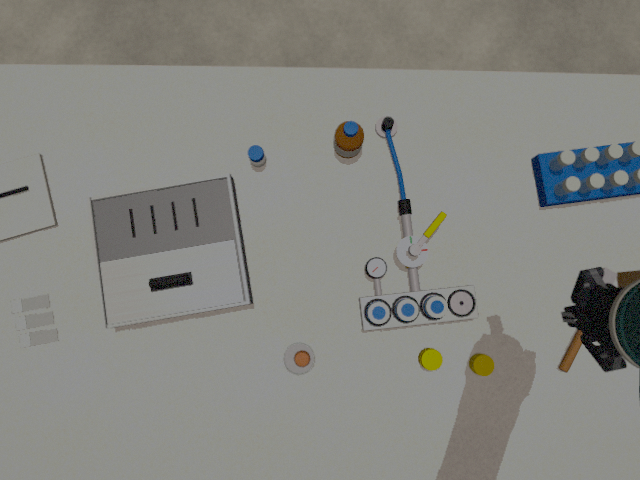

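View pics/t49c.png

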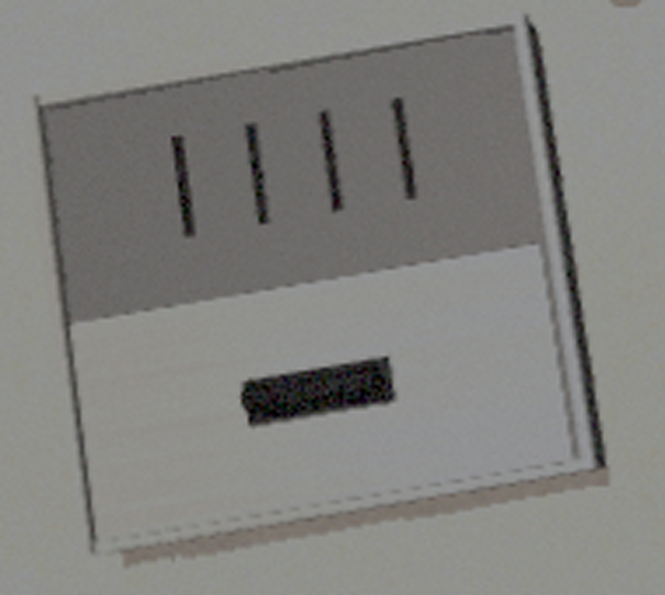

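```bash
python3 -c "
from h import *
order.hand_in()"
```

```text
the job is handed in; nothing more can be done
```

The job is handed in at about 54 s of the 210 s, with every step done in the order asked; the hand-in gives no verdict.

**What I did:**
- I shut the valve, which read 0.00 rad in the wrist image, then slid the cover back along its rails.
- Three fresh cassettes were in the keeper. I moved the two dried ones from the manifold into the two empty pockets, then put the fresh ones into the first three seats.
- I turned the valve to half open, pushed the cover forward to its front stop and moved the arm clear.

**Last checks:**

| Item | Reading | Allowed |
|---|---|---|
| Fresh cassettes, distance from seat centre (wrist and top cameras) | about 0–1, 2 and 2.3 mm | 5 mm |
| Valve opening (wrist images, by two methods) | 0.76–0.78 rad | 0.685–0.885 rad |
| Cover handle, pixel position in the top image | (171, 281), against (172, 281) when shut at the start | within 8 mm of the front stop |

- **Dried cassettes:** both looked flat in their pockets in the last pictures before the cover went over them; I could not check them after that.
- **Bottle, vial and dish:** by eye, they are where they began in the top picture.
- **Robot:** it was clear of everything at hand-in, and I saw neither a knock to the cover nor a slackened grip.

**What went less well:**
- **Tool tilt:** it drifted up to about 0.08 rad on the way. I reduced it before handling the fresh cassettes, though it had crept back to about 0.07 rad by the last seat placement.
- **Hard contact:** one dried cassette was pressed on the pocket floor with 75 N at the wrist (limit 120 N) before I let go.
- **Camera disagreement:** the top camera reads about 3 mm farther out in x than the wrist camera. I positioned by the wrist camera.

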